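# Make up a kiln prop to the scored line

### The arm

A 7-joint arm with a two-finger parallel gripper is mounted at the origin on the work surface. World frame = base frame: x ahead of the robot, y to its left, z up, the work surface at z = 0. Lengths are in m, angles in rad, forces in N, time in s.
With the tool pointing down it reaches from about 0.425 to 0.875 m from the base axis. Payload 4.7 kg.
Tool frame: the origin (TCP) lies midway between the tips of the shut fingers; the grasp point (between the pads) lies arm.grip_depth behind it (arm.grip_depth is the distance from the TCP to the grasp point, in m); z points along the fingers, x is the direction in which the jaws open and shut, and the axes are right-handed (so a half turn about z gives the same grasp; the last joint's range is limited). The gripper opens to 85 mm and grips with 20 to 120 N. Pads are 22 mm wide; open, the fingers measure 114 mm over their backs; the gripper's body (76 mm by 85 mm) begins 54 mm behind the grasp point. The pads swing forward as they close: fully open they stand 13 mm farther back than shut.
Start: joints at [0.014, 0.321, -0.07, 1.45, 0.023, 1.371, -0.057], TCP at [0.65, -0, 0.198] pointing down, gripper open.
Joint ranges: [-2.86, 2.86], [-0.3, 2.09], [-1.38, 1.24], [0.06, 2.45], [-1.56, 4.7], [0.09, 2.05], [-2.69, 2.69]. Speed limits (rad/s): [2.57, 2.57, 3.14, 3.14, 3.14, 3.14, 3.14].

### API

Orientations are given as a unit quaternion [w, x, y, z].
In Python, from cell import arm, camera, camera_model gives the robot as it stands. The module is installed in compiled form; this text tells all that it offers.
- The arm moves only by the tool apply_moves, never from a script. Its argument "deltas" is a list of rows, each a list of 3 entries, a list of its own where there are three numbers: the shift along the tool's x, y, z in cm, then the turn, a rotation vector about the tool's x, y, z in degrees, then the opening in per cent of the stroke, from 0 (shut) to 100 (fully open). A call has 1 to 5 rows; each row shifts and turns the pose as measured when the row begins, along the tool's axes as they then stand; what a row does not reach is not made up. A row lasts 1/12 s, in which the tool goes at most 41.7 mm and 7.16 degrees, less where a joint would pass 70% of its speed; a pose out of reach is approached as far as the arm can. A call with a gripper value outside its range is refused whole. The fingers move at their own pace and stop on an object; "squeeze" is the grip in N (left out, the last holds). Time passes only in rows, so rows that do not move let the fingers close. It gives the time, the measured TCP pose, the force and the opening at its end, in the units of the state.
- arm.observe(): the state, without advancing time (a new reading comes with each control period).
- camera(name): name is "scene" or "side" or "wrist"; returns the picture (400x640x3 uint8, red, green, blue); there is no depth.
- camera_model(name): a dict with "camera_matrix" (3x3 intrinsics, pixels), "k1" (the pictures are not rectified: a ray, as slopes to the right and down, at radius r is drawn at 1 + k1 r^2 times it, then the intrinsics apply), "extrinsics" (4x4, takes a point from world to camera coordinates). Camera axes: x right, y up, looking along -z (the intrinsics and any distortion apply to the point x, -y, -z); pixel columns grow to the right and rows downward; lengths in m; the calibration is good to about 2 mm. A picture is of the moment at which its call begins: read the wrist's pose just before it. camera_model takes no time and is no camera call; for the wrist camera it gives the pose at the moment of the call.
- arm.sign_off(): hands the job in, once; it reports no verdict.
The state is a dict: "t": time; "qpos": joint angles; "qvel": joint speeds; "effort": joint torques, N m; "ee_pos": TCP position; "tcp_rot": TCP orientation; "ft_force": force on the tool from outside, world axes, zero at the start; "moment": the same for the moment, N m; "width": finger opening in m.
Only numpy, scipy, OpenCV 4.12 (cv2) and the standard library are available. Lean on these libraries where they do the work, as an engineer would, in place of code of your own. Each camera call takes 0.05 s, during which the arm holds its last target.

### The job

Make up the kiln prop: stack more discs in the slotted tube, which already holds one, until the top of the stack is level with the dark line scored round the tube. Use the disc that stands on edge in the wooden stand (first lay it flat on the open bench and let go of it, then take it again and lower it into the tube) and whichever of the two discs lying on the bench makes up the height, leaving the other on the bench. The discs are brittle ceramic, so lower them into place and do not drop them, and do not shift the bowl, beaker, jar or brush.

Things in the scene. Friction and masses are not known exactly. Their poses are not given: they have to be found in the camera images.
- tube: white ceramic tube fixed upright on the bench, inside diameter 55 mm (2.5 mm play round a disc), wall 5 mm, 60 mm high, top 10 mm flared (72 mm across outside). No floor: the lowest disc lies on the bench (z = 0). Foot ring 82 mm across, 6 mm high. Origin at the centre of its underside, z up. At the start the 10 mm or the 15 mm disc lies in it.
- slot (a point): point in the tube's +y slot at the rim, 30 mm from its axis, 60 mm above the bench. Two slots 40 mm wide, open at the top and down to the foot ring, face the tube's local +y and -y: two fingers closing along local y can go down them holding a disc by its rim.
- mark (a point): point on the tube's axis at the height of the dark scored line, 45 mm above the bench
- stand: wooden stand fixed on the bench, 55 mm (local x) by 60 mm (local y), 22 mm high, with a single slot 24 mm wide along local y that holds the thick disc on edge; slot floor 4 mm above the bench. Origin at the centre of its underside.
- disc20: pale unglazed ceramic disc, 50 mm across, 20 mm thick, plain flat faces, about 86 g. At the start it stands on edge in the stand's slot, its faces towards the stand's local +x and -x, its top 54 mm above the bench and its upper 32 mm free above the stand. Origin at its centre; its x axis (not z) is the disc's axis, level while it stands on edge and vertical (up or down) when it lies flat.
- disc10: pale unglazed ceramic disc, 50 mm across, 10 mm thick, plain flat faces, about 43 g. Origin at its centre; its z axis is the disc's axis. Either face may be up. Lies flat, either in the tube or on the bench.
- disc15: pale unglazed ceramic disc, 50 mm across, 15 mm thick, plain flat faces, about 65 g. Origin at its centre; its z axis is the disc's axis. Either face may be up. Lies flat, in the tube when disc10 is on the bench, on the bench when disc10 is in the tube.
- disc25: pale unglazed ceramic disc, 50 mm across, 25 mm thick, plain flat faces, about 108 g. Origin at its centre; its z axis is the disc's axis. Either face may be up. Lies flat on the bench, on the robot's right.
- bowl: bystander: terracotta bowl, 110 mm across, 50 mm high; origin at the centre of its underside
- beaker: bystander: white handleless cup, 72 mm across, 85 mm high; origin at the centre of its underside
- jar: bystander: glass jar with white cap, 60 mm across, 75 mm high; origin at the centre of its underside
- brush: bystander: brush lying on the bench, handle towards its local -x
There are look-alikes about, which are no part of the job. Leave any red or yellow look-alike of the disc10 alone.

How it is judged:
By the outcome, as a careful person would: the job done as asked, in the order asked, and still so for the second after the job is handed in, with the robot touching nothing.
It also fails if it takes over 67 s, if anything falls off the work surface, if the arm or the gripper's body presses on something with over 40 N, if the wrist force passes 120 N, or if a joint passes its speed limit or range.

## Working session

There is one attempt and no reset: what is moved stays moved. The work goes in short steps, Python scripts to look and compute and a tool call to move; the robot and the scene stay as the last step left them, time stands still between calls to the robot, and variables do not carry over. Pictures are saved under pics/ and viewed, and the job is handed in when it is done.

Besides the shell and the picture viewer there is one more tool, called after ">>>" in YAML: its name, and indented under it one key for each argument. apply_moves: Moves the arm, as the interface text tells. Its arguments: {"type":"object","properties":{"deltas":{"type":"array"},"squeeze":{"type":"number"}},"required":["deltas"]}

```bash
mkdir -p pics; cat > h.py <<'E'
import numpy as np, cv2
from cell import arm, camera, camera_model
from scipy.spatial.transform import Rotation as R
def save(name,fn,crop=None,scale=1):
    im=camera(name); 
    cv2.imwrite('pics/'+fn+'_raw.png',im[:,:,::-1])
    if crop: im=im[crop[1]:crop[3],crop[0]:crop[2]]
    im=cv2.resize(im,None,fx=scale,fy=scale,interpolation=cv2.INTER_CUBIC)
    cv2.imwrite('pics/'+fn+'.png',im[:,:,::-1])
def cropf(fn,out,c,s):
    im=cv2.imread('pics/'+fn); im=im[c[1]:c[3],c[0]:c[2]]
    cv2.imwrite('pics/'+out,cv2.resize(im,None,fx=s,fy=s,interpolation=cv2.INTER_CUBIC))
def ray(m,u,v):
    K=np.array(m['camera_matrix']);k=m['k1'];E=np.array(m['extrinsics'])
    d=np.array([(u-K[0,2])/K[0,0],(v-K[1,2])/K[1,1]]);s=d.copy()
    for _ in range(30): s=d/(1+k*(s@s))
    c=np.array([s[0],-s[1],-1.]);
    return -E[:3,:3].T@E[:3,3], E[:3,:3].T@c
def at(m,u,v,z):
    o,d=ray(m,u,v); return o+d*(z-o[2])/d[2]
def proj(m,P):
    K=np.array(m['camera_matrix']);k=m['k1'];E=np.array(m['extrinsics'])
    c=E[:3,:3]@np.array(P)+E[:3,3]; s=np.array([c[0],-c[1]])/-c[2]; s=s*(1+k*(s@s))
    return K[0,0]*s[0]+K[0,2],K[1,1]*s[1]+K[1,2]
E
python3 - <<'E'
from h import *
s=arm.observe(); print(s, arm.grip_depth)
for n in ['scene','side','wrist']:
    m=camera_model(n); print(n,m)
    save(n,n+'0')
E
```

```text
{'t': 0.0, 'qpos': array([ 0.01408388,  0.32184745, -0.07009413,  1.45171171,  0.0225987 ,
        1.37079747, -0.0569092 ]), 'qvel': array([ 5.03619946e-05, -9.64386561e-04, -1.53779895e-03,  5.91852505e-05,
       -8.03385360e-04,  1.02486110e-04, -2.13093280e-04]), 'effort': array([-1.25131752e-03, -4.93579853e+01, -3.82724963e-01, -3.14334905e+01,
        1.30020955e-02,  1.12603378e-02,  4.26072404e-06]), 'ee_pos': array([ 6.49378958e-01, -3.61608514e-05,  1.97189339e-01]), 'tcp_rot': array([ 4.79641420e-05,  9.99999511e-01,  2.34836370e-05, -9.87196716e-04]), 'ft_force': array([0.91009911, 1.31503318, 0.22697074]), 'moment': array([-0.01225313,  0.02867833, -0.02962807]), 'width': 0.08556002801943756} 0.0187
scene {'camera_matrix': array([[458.22793314,   0.        , 327.29664359],
       [  0.        , 458.22793314, 200.59737443],
       [  0.        ,   0.        ,   1.        ]]), 'k1': 0.03633673670897079, 'extrinsics': array([[-0.776423  ,  0.63001201, -0.01588046,  0.51835376],
       [-0.5210094 , -0.6275041 ,  0.57860851,  0.22832245],
       [ 0.35456526,  0.45751883, 
[... 420 characters left out ...]
0.22080997],
       [-0.59625548, -0.64101875,  0.48329533, -0.65312128],
       [ 0.        ,  0.        ,  0.        ,  1.        ]])}
wrist {'camera_matrix': array([[340.76785256,   0.        , 318.11237322],
       [  0.        , 340.76785256, 202.53716293],
       [  0.        ,   0.        ,   1.        ]]), 'k1': 0.0028140682097933818, 'extrinsics': array([[ 9.99999039e-01, -8.87014158e-04, -1.06504480e-03,
        -6.48815339e-01],
       [ 5.05269296e-04,  9.48822753e-01, -3.15808690e-01,
         4.00759906e-02],
       [ 1.29066552e-03,  3.15807849e-01,  9.48822289e-01,
        -3.80703191e-01],
       [ 0.00000000e+00,  0.00000000e+00,  0.00000000e+00,
         1.00000000e+00]])}
```

View pics/scene0.png

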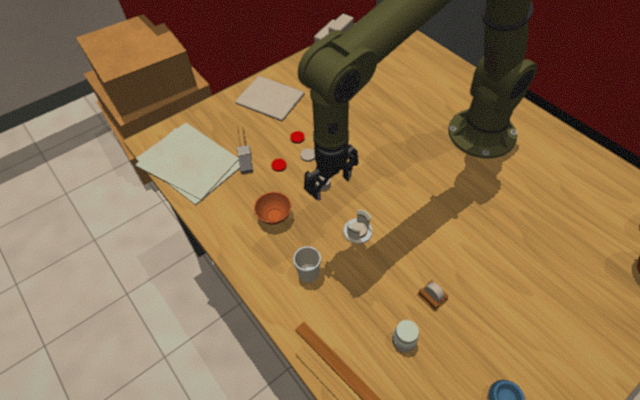

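View pics/side0.png

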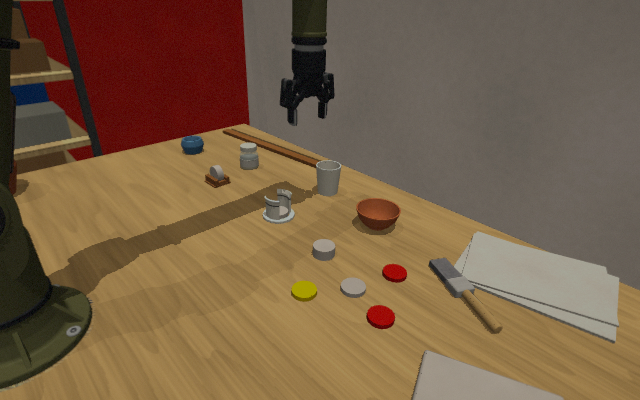

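View pics/wrist0.png

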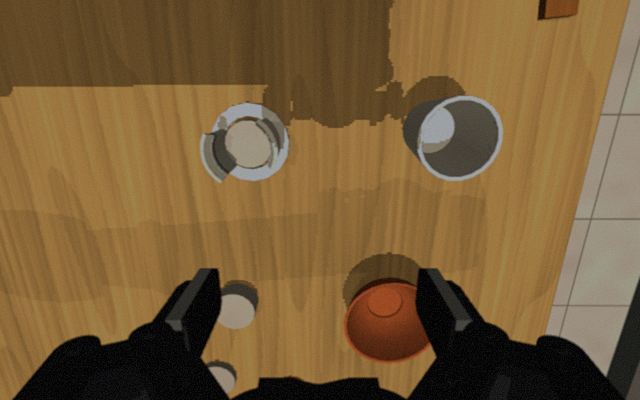

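```bash
python3 - <<'E'
from h import *
cropf('side0_raw.png','c1.png',(190,150,420,340),3.4)
cropf('wrist0_raw.png','c2.png',(180,80,320,400),1.8)
cropf('wrist0_raw.png','c3.png',(190,90,300,195),5)
cropf('scene0_raw.png','c4.png',(330,200,460,320),5)
E
```

```text
(no output)
```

View pics/c1.png

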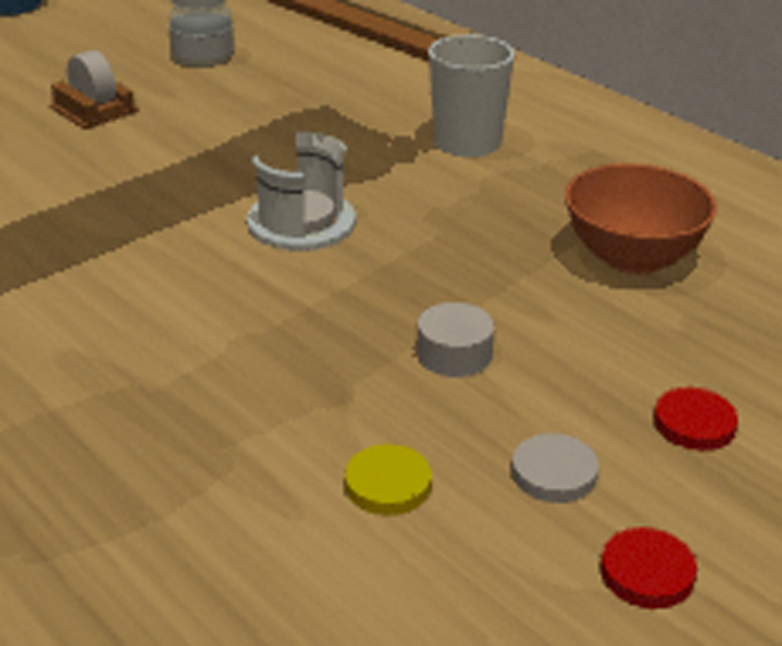

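View pics/c3.png

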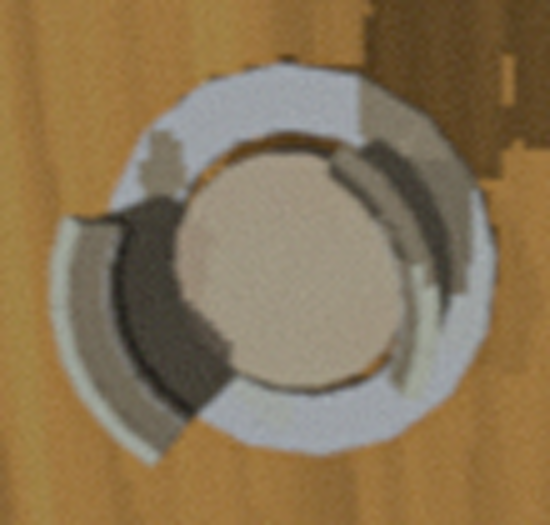

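View pics/c4.png

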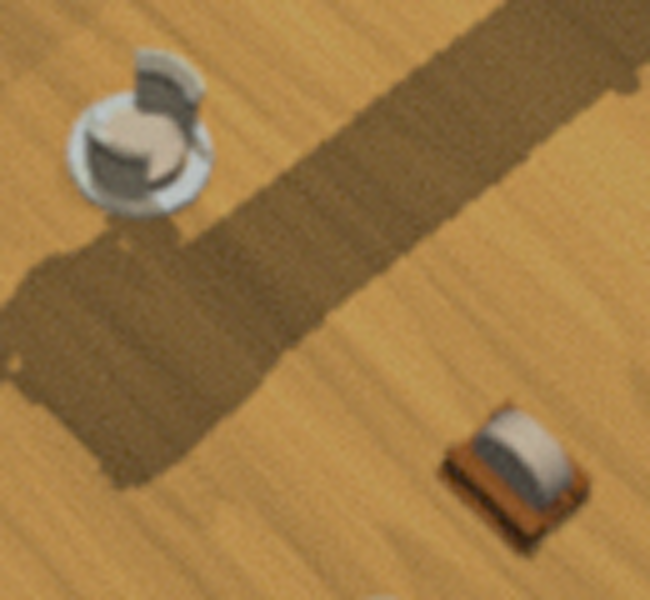

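```bash
python3 - <<'E'
from h import *
import json
np.set_printoptions(precision=4,suppress=True)
w=camera_model('wrist'); s=camera_model('scene'); d=camera_model('side')
c3=lambda x,y:(190+x/5,90+y/5)
c4=lambda x,y:(330+x/5,200+y/5)
c1=lambda x,y:(190+x/3.4,150+y/3.4)
print('ring ctr',at(w,*c3(300,258),.006), 'scene',at(s,*c4(141,152),.006),'side',at(d,*c1(302,222),.006))
for p in [(105,258),(495,258),(300,62),(300,453)]: print(at(w,*c3(*p),.006))
print('rim w')
for p in [(72,215),(120,222),(155,462),(192,415),(335,152),(372,142),(405,398),(392,380),(465,290)]: print(p,at(w,*c3(*p),.06))
print('stand')
for p in [(448,458),(528,535),(588,488),(510,405)]: print(at(s,*c4(*p),.022))
print('discs side')
print(at(d,*c1(456,326),.025), at(d,*c1(555,462),.0125),'yel',at(d,*c1(389,472),.01),'red',at(d,*c1(697,412),.01),at(d,*c1(649,560),.01))
E
```

```text
ring ctr [0.576  0.0283 0.006 ] scene [0.5757 0.0289 0.006 ] side [0.5722 0.017  0.006 ]
[0.5341 0.0283 0.006 ]
[0.6178 0.0283 0.006 ]
[0.5785 0.0686 0.006 ]
[ 0.5732 -0.0149  0.006 ]
rim w
(72, 215) [0.5459 0.0439 0.06  ]
(120, 222) [0.5545 0.0426 0.06  ]
(155, 462) [ 0.5567 -0.0024  0.06  ]
(192, 415) [0.5645 0.0067 0.06  ]
(335, 152) [0.5942 0.055  0.06  ]
(372, 142) [0.601  0.0568 0.06  ]
(405, 398) [0.6048 0.01   0.06  ]
(392, 380) [0.6025 0.0134 0.06  ]
(465, 290) [0.6167 0.0302 0.06  ]
stand
[0.583  0.2781 0.022 ]
[0.582  0.3333 0.022 ]
[0.5394 0.3352 0.022 ]
[0.5361 0.2777 0.022 ]
discs side
[ 0.5468 -0.1768  0.025 ] [ 0.5088 -0.2989  0.0125] yel [ 0.4332 -0.2405  0.01  ] red [ 0.6105 -0.3233  0.01  ] [ 0.491  -0.3821  0.01  ]
```

Candidates (side view): pale thick disc (324,250) = disc25, pale thin disc (353,288) = the one to use, red (395,273) and (381,317) and yellow (304,291) are look-alikes, and disc20 is on edge at (217,176). Whichever disc is in the tube, 45 mm needs the thinner bench disc. Next, a closer look at the tube and stand.

>>> apply_moves:
  deltas:
    - [[-1.5,-3.6,0],[0,0,0],100]
    - [[-1.5,-3.6,0],[0,0,0],100]
    - [[-1.5,-3.6,0],[0,0,0],100]
    - [[-1.5,-3.6,0],[0,0,0],100]
    - [[-1.5,-3.6,0],[0,0,0],100]

```text
t: 0.57
ee_pos: [0.5764, 0.1704, 0.1934]
tcp_rot: [0.004, 1.0, -0.012, -0.002]
ft_force: [0.7, 0.4, 0.7]
width: 0.0854
```

>>> apply_moves:
  deltas:
    - [[-1,-3.5,0],[0,0,0],100]
    - [[0,-2,0],[0,0,0],100]
    - [[0,0,0],[0,0,0],100]

```text
t: 0.82
ee_pos: [0.5604, 0.2395, 0.1925]
tcp_rot: [0.002, 1.0, -0.005, -0.003]
ft_force: [0.2, 0.1, 0.8]
width: 0.0855
```

```bash
python3 - <<'E'
from h import *
s=arm.observe(); print(s['t'],s['qpos'],s['ee_pos'],s['tcp_rot'])
import json; json.dump({k:np.array(v).tolist() for k,v in camera_model('wrist').items()},open('w1.json','w'))
save('wrist','wrist1')
cropf('wrist1_raw.png','c5.png',(200,60,440,220),3.3)
E
```

```text
0.8167 [-0.26926156  0.25252535 -0.21368002  1.55322559  0.05460455  1.34931826
 -0.49847682] [0.56039756 0.23947614 0.19245298] [ 0.001884    0.99998093 -0.00485219 -0.00332338]
```

View pics/wrist1.png

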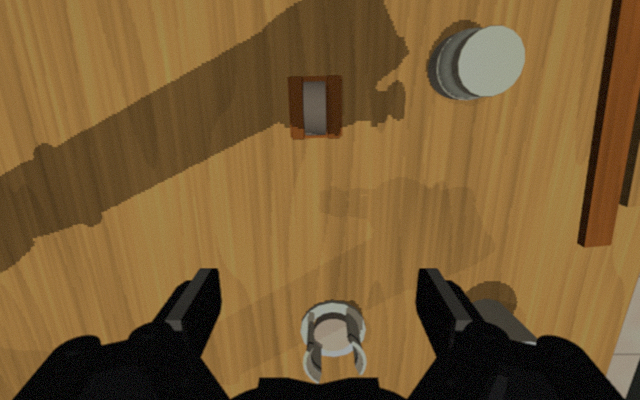

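View pics/c5.png

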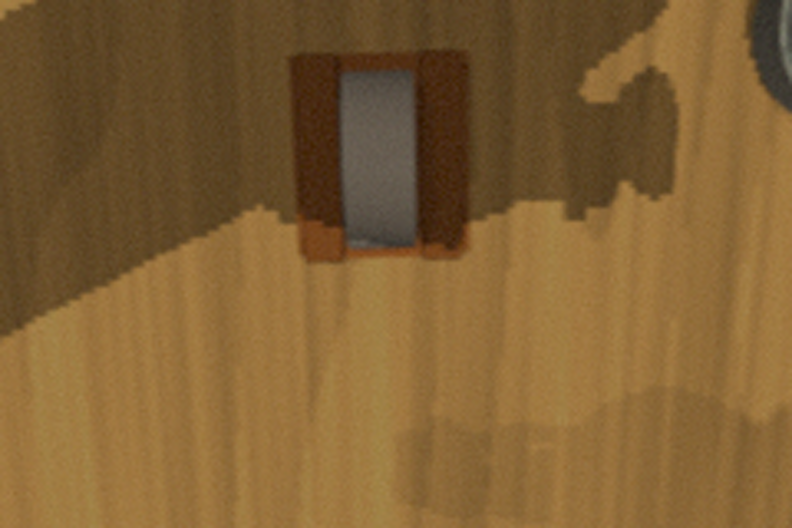

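The stand's slot is open at both ends, and the disc stands in it at (315,107) with its plane nearly along world y.

```bash
python3 - <<'E'
from h import *
import json
np.set_printoptions(precision=4,suppress=True)
w={k:np.array(v) for k,v in json.load(open('w1.json')).items()}; w['k1']=float(w['k1'])
c=lambda x,y:(200+x/3.3,60+y/3.3)
P=[at(w,*c(*p),.022) for p in [(292,57),(467,52),(467,258),(303,262)]]
for p in P: print(p)
print('ctr',np.mean(P,axis=0))
print('disc edges', [at(w,*c(x,y),z) for x,y,z in [(342,160,.054),(416,160,.054),(342,235,.035),(416,235,.035)]])
E
```

```text
[0.5317 0.3315 0.022 ]
[0.5822 0.3323 0.022 ]
[0.5829 0.2734 0.022 ]
[0.5328 0.2726 0.022 ]
ctr [0.5574 0.3024 0.022 ]
disc edges [array([0.547 , 0.3044, 0.054 ]), array([0.5669, 0.3042, 0.054 ]), array([0.5455, 0.2822, 0.035 ]), array([0.5671, 0.282 , 0.035 ])]
```

>>> apply_moves:
  deltas:
    - [[0,0,0],[0,0,7.1],100]
    - [[0,0,0],[0,0,7.1],100]
    - [[0,0,0],[0,0,7.1],100]
    - [[0,0,0],[0,0,7.1],100]
    - [[0,0,-1],[0,0,7.1],100]

```text
t: 1.28
ee_pos: [0.5613, 0.2284, 0.1987]
tcp_rot: [0.008, 0.949, -0.316, -0.004]
ft_force: [-0.3, 0.2, -0.3]
width: 0.0859
```

```bash
cat >> h.py <<'E'
import json,os
def log():
    s=arm.observe(); r={k:np.array(s[k]).tolist() for k in ('t','qpos','ee_pos','tcp_rot')}
    open('log.jsonl','a').write(json.dumps(r)+'\n')
    return s
E
python3 -c "
from h import *
s=log();print(s['qpos'],s['ee_pos'],s['tcp_rot'])"
```

```text
[-0.31837934  0.24494529 -0.13842394  1.54703038  0.03996361  1.36861906
 -1.10461107] [0.56128863 0.22842536 0.19874324] [ 0.00782954  0.94868527 -0.31610036 -0.00393828]
```

>>> apply_moves:
  deltas:
    - [[0,0,-2],[0,0,7.1],100]
    - [[0,0,-2],[0,0,7.1],100]
    - [[0,0,-2],[0,0,7.1],100]
    - [[0,0,-2],[0,0,7.1],100]
    - [[0,0,-1],[0,0,7.1],100]

```text
t: 1.7
ee_pos: [0.5646, 0.2156, 0.2887]
tcp_rot: [0.014, 0.805, -0.593, -0.001]
ft_force: [-0.2, -0.4, 0.9]
width: 0.0854
```

```bash

python3 -c "
from h import *
s=log();print(s['qpos'],s['ee_pos'],s['tcp_rot'])"
```

```text
[-0.36102663  0.21928447 -0.06694058  1.39977001  0.02570769  1.54810628
 -1.69606751] [0.5645557  0.21559819 0.28866272] [ 0.01366537  0.80540779 -0.59256222 -0.00125475]
```

>>> apply_moves:
  deltas:
    - [[0,0,0],[5,0,5],100]
    - [[0,0,0],[5,0,5],100]
    - [[0,0,0],[5,0,5],100]
    - [[0,0,0],[5,0,4],100]

```text
t: 2.03
ee_pos: [0.5746, 0.2043, 0.2899]
tcp_rot: [0.124, -0.68, 0.715, -0.106]
ft_force: [-0.1, -0.1, -0.1]
width: 0.0854
```

```bash

python3 -c "
from h import *
s=log();print(s['qpos'],s['ee_pos'],s['tcp_rot'])
q=s['tcp_rot'];print(R.from_quat(q[[1,2,3,0]]).as_matrix())"
```

```text
[-0.39354498 -0.04214945 -0.07356818  1.72029618  0.13866115  1.1654733
 -2.12465278] [0.57456523 0.20429516 0.2899068 ] [ 0.1238291  -0.67972085  0.71510795 -0.10614392]
[[-0.04529183 -0.94586016  0.32139882]
 [-0.99843499  0.05342606  0.01652972]
 [-0.03280588 -0.32014716 -0.94679965]]
```

```bash
cat > kin.py <<'E'
from h import *
from scipy.optimize import least_squares
import itertools
rows=[json.loads(l) for l in open('log.jsonl')]
rows+= [dict(qpos=[0.01408388,0.32184745,-0.07009413,1.45171171,0.0225987,1.37079747,-0.0569092],ee_pos=[.649379,-.000036,.197189],tcp_rot=[4.8e-5,.9999995,2.35e-5,-9.87e-4]),
 dict(qpos=[-0.26926156,0.25252535,-0.21368002,1.55322559,0.05460455,1.34931826,-0.49847682],ee_pos=[0.56039756,0.23947614,0.19245298],tcp_rot=[0.001884,0.99998093,-0.00485219,-0.00332338])]
Q=np.array([r['qpos'] for r in rows]);Pp=np.array([r['ee_pos'] for r in rows]);RR=R.from_quat(np.array([r['tcp_rot'] for r in rows])[:,[1,2,3,0]]).as_matrix()
def fk(q,p,sg,full=False):
    # p: d1,a_off,L1,e,L2,e2,L3, q0,q7 offs
    d1,a0,L1,e1,L2,e2,L3,q0,q7o=p
    Z=lambda a:R.from_euler('z',a).as_matrix();Y=lambda a:R.from_euler('y',a).as_matrix()
    M=Z(sg[0]*q[0]+q0);t=np.array([0,0,d1])+M@[a0,0,0]
    M=M@Y(q[1]);M=M@Z(sg[1]*q[2]);t=t+M@[e1,0,L1]
    M=M@Y(q[3]);t=t+M@[-0*e1,0,0];M=M@Z(sg[2]*q[4]);t=t+M@[e2,0,L2]
    M=M@Y(q[5]);t=t+M@[0,0,0];M=M@Z(sg[3]*q[6]+q7o);t=t+M@[0,0,L3]
    return t,M
def fit():
    best=None
    for sg in itertools.product([1,-1],repeat=4):
      for q7 in (0,np.pi,np.pi/2,-np.pi/2):
        f=lambda p:np.concatenate([np.concatenate([(fk(q,p,sg)[0]-P),.3*(fk(q,p,sg)[1]-M).ravel()]) for q,P,M in zip(Q,Pp,RR)])
        p0=[.33,0,.5,0,.48,0,.3,0,q7]
        c=np.abs(f(p0)).sum()
        s=least_squares(f,p0)
        if best is None or s.cost<best[0]: best=(s.cost,s.x,sg,np.abs(s.fun).max())
    return best
if __name__=='__main__':
    b=fit();print(b); json.dump([b[1].tolist(),b[2]],open('kin.json','w'))
E
python3 kin.py
```

```text
(np.float64(1.8500722131864714e-05), array([ 2.60025271e-01,  4.95845539e-03,  4.72153906e-01, -2.14403642e-03,
        5.09663269e-01,  6.65416041e-03,  4.02462346e-01, -4.06653057e-02,
       -3.18182084e+00]), (-1, -1, -1, -1), np.float64(0.003923953392407743))
```

```bash
cat > ik.py <<'E'
from kin import *
p,sg=json.load(open('kin.json'))
lo=np.array([-2.86,-.3,-1.38,.06,-1.56,.09,-2.69]);hi=np.array([2.86,2.09,1.24,2.45,4.7,2.05,2.69])
def ik(P,M,q0):
    f=lambda q:np.concatenate([fk(q,p,sg)[0]-P,.3*(fk(q,p,sg)[1]-M).ravel(),1e-4*(q-q0)])
    s=least_squares(f,np.clip(q0,lo+.03,hi-.03),bounds=(lo+.02,hi-.02)); return s.x,np.abs(s.fun[:12]).max()
def tool(tilt,yaw):  # tilt>0 tool points to +x (world), jaws along y ; yaw: +1 camera +x side at down
    z=np.array([np.sin(tilt),0,-np.cos(tilt)])
    x=np.array([0,-yaw,0]); y=np.cross(z,x); return np.stack([x,y,z],1)
if __name__=='__main__':
    np.set_printoptions(precision=2,suppress=True)
    for yaw in (1,-1):
      for pos in [(.557,.303,.06),(.557,.303,.02),(.65,.15,.03),(.55,.15,.03),(.5,.18,.03),(.45,.2,.03)]:
        for tl in (-60,-45,-30,0,30,45,60):
          b=min((ik(np.array(pos),tool(np.radians(tl),yaw),np.array(q0)) for q0 in ([-.4,.1,0,1.6,0,1.3,-2.1*yaw],[-.4,.4,0,1.2,0,1.8,-2*yaw],[-.4,.4,.5,1.2,.5,1.8,-2*yaw],[-.4,.4,-.8,1.2,-.6,1.8,-2*yaw])),key=lambda r:r[1])
          print(yaw,pos,tl,'%.3f'%b[1],b[0] if b[1]<.005 else '')
E
python3 ik.py
```

```text
1 (0.557, 0.303, 0.06) -60 0.037 
1 (0.557, 0.303, 0.06) -45 0.000 [-0.38  1.04 -0.    0.84 -0.26  2.01 -1.98]
1 (0.557, 0.303, 0.06) -30 0.000 [-0.38  0.8  -0.06  1.13 -0.15  1.7  -1.99]
1 (0.557, 0.303, 0.06) 0 0.000 [-0.5   0.39 -0.05  1.65  0.02  1.1  -2.13]
1 (0.557, 0.303, 0.06) 30 0.000 [-1.27  0.17  0.56  2.09  0.47  0.54 -2.67]
1 (0.557, 0.303, 0.06) 45 0.019 
1 (0.557, 0.303, 0.06) 60 0.057 
1 (0.557, 0.303, 0.02) -60 0.032 
1 (0.557, 0.303, 0.02) -45 0.000 [-0.34  1.07 -0.09  0.85 -0.2   1.95 -1.99]
1 (0.557, 0.303, 0.02) -30 0.000 [-0.38  0.83 -0.06  1.15 -0.15  1.64 -1.98]
1 (0.557, 0.303, 0.02) 0 0.000 [-0.5   0.43 -0.05  1.68  0.03  1.03 -2.13]
1 (0.557, 0.303, 0.02) 30 0.000 [-1.32  0.25  0.62  2.12  0.43  0.44 -2.67]
1 (0.557, 0.303, 0.02) 45 0.006 
1 (0.557, 0.303, 0.02) 60 0.042 
1 (0.65, 0.15, 0.03) -60 0.062 
1 (0.65, 0.15, 0.03) -45 0.014 
1 (0.65, 0.15, 0.03) -30 0.000 [-0.2   0.93 -0.02  0.96 -0.07  1.77 -1.79]
1 (0.65, 0.15, 0.03) 0 0.000 [-0.27  0.48  0.    1.58 -0.    1.08 -1.84]
1 (0.65, 0.15, 0.03) 30 0.000 [-0.6   0.21  0.25  2.1   0.32  0.36 -2.21]
1 (0
[... 3175 characters left out ...]
.03) -30 0.000 [-0.4   0.65  0.15  1.45 -0.2   1.57  1.37]
-1 (0.5, 0.18, 0.03) 0 0.000 [-0.49  0.23  0.12  1.93 -0.03  0.98  1.21]
-1 (0.5, 0.18, 0.03) 30 0.000 [-0.7  -0.05  0.11  2.37  0.67  0.45  0.42]
-1 (0.5, 0.18, 0.03) 45 0.022 
-1 (0.5, 0.18, 0.03) 60 0.051 
-1 (0.45, 0.2, 0.03) -60 0.000 [-0.22  1.   -0.11  1.15 -0.18  2.    1.25]
-1 (0.45, 0.2, 0.03) -45 0.000 [-0.39  0.79  0.14  1.36 -0.25  1.78  1.36]
-1 (0.45, 0.2, 0.03) -30 0.000 [-0.23  0.57 -0.14  1.58 -0.09  1.5   1.23]
-1 (0.45, 0.2, 0.03) 0 0.000 [-0.52  0.16  0.06  2.02 -0.01  0.97  1.12]
-1 (0.45, 0.2, 0.03) 30 0.000 [ 0.49 -0.28 -1.14  2.42  0.14  0.41  0.76]
-1 (0.45, 0.2, 0.03) 45 0.029 
-1 (0.45, 0.2, 0.03) 60 0.057
```

Kinematics fitted. The arm tilts outward better with the half-turned wrist, so I'm turning the tool 180° about its axis.

>>> apply_moves:
  deltas:
    - [[0,0,0],[0,0,-7.1],100]
    - [[0,0,0],[0,0,-7.1],100]
    - [[0,0,0],[0,0,-7.1],100]
    - [[0,0,0],[0,0,-7.1],100]
    - [[0,0,0],[0,0,-7.1],100]

```text
t: 2.45
ee_pos: [0.5706, 0.1906, 0.287]
tcp_rot: [-0.081, 0.865, -0.475, 0.141]
ft_force: [-0.2, 0.2, 0.1]
width: 0.0853
```

>>> apply_moves:
  deltas:
    - [[0,0,0],[0,0,-7.1],100]
    - [[0,0,0],[0,0,-7.1],100]
    - [[0,0,0],[0,0,-7.1],100]
    - [[0,0,0],[0,0,-7.1],100]
    - [[0,0,0],[0,0,-7.1],100]

```text
t: 2.87
ee_pos: [0.5728, 0.1765, 0.2859]
tcp_rot: [-0.029, 0.969, -0.187, 0.159]
ft_force: [-0.5, -0.5, -0.5]
width: 0.0855
```

>>> apply_moves:
  deltas:
    - [[0,0,0],[0,0,-7.1],100]
    - [[0,0,0],[0,0,-7.1],100]
    - [[0,0,0],[0,0,-7.1],100]
    - [[0,0,0],[0,0,-7.1],100]
    - [[0,0,0],[0,0,-7.1],100]

```text
t: 3.28
ee_pos: [0.5749, 0.1623, 0.2846]
tcp_rot: [0.026, 0.98, 0.119, 0.158]
ft_force: [-0.3, -0.0, -0.6]
width: 0.0856
```

>>> apply_moves:
  deltas:
    - [[0,0,0],[0,0,-7.1],100]
    - [[0,0,0],[0,0,-7.1],100]
    - [[0,0,0],[0,0,-7.1],100]
    - [[0,0,0],[0,0,-7.1],100]
    - [[0,0,0],[0,0,-7.1],100]

```text
t: 3.7
ee_pos: [0.5766, 0.1481, 0.2831]
tcp_rot: [0.077, 0.896, 0.414, 0.139]
ft_force: [-0.4, 0.2, -0.9]
width: 0.0852
```

>>> apply_moves:
  deltas:
    - [[0,0,0],[0,0,-7.1],100]
    - [[0,0,0],[0,0,-7.1],100]
    - [[0,0,0],[0,0,-7.1],100]
    - [[0,0,0],[0,0,-7.1],100]
    - [[0,0,0],[0,0,-7.1],100]

```text
t: 4.12
ee_pos: [0.578, 0.134, 0.2818]
tcp_rot: [0.119, 0.726, 0.669, 0.104]
ft_force: [0.7, -0.2, -0.5]
width: 0.0851
```

```bash
cat >> h.py <<'E'
def goal(P,M):
    """remaining move to pose, in tool axes: cm and deg; """
    s=log(); q=np.array(s['tcp_rot']); M0=R.from_quat(q[[1,2,3,0]]).as_matrix()
    d=M0.T@(np.array(P)-s['ee_pos'])*100; r=R.from_matrix(M0.T@M).as_rotvec(degrees=True)
    print('t %.2f'%s['t'],'pos',np.round(s['ee_pos'],4),'z',np.round(M0[:,2],3),'x',np.round(M0[:,0],3),'w %.4f'%s['width'],'F',np.round(s['ft_force'],1))
    print('q',np.round(s['qpos'],2)); print('delta cm',np.round(d,2),'deg',np.round(r,1)); return d,r
def tool(tilt,jaw=90.):
    """tool tilted (deg) outward in plane perpendicular to the jaw axis; jaw = world azimuth of tool x (deg)"""
    a=np.radians(jaw); x=np.array([np.cos(a),np.sin(a),0]); o=np.array([np.sin(a),-np.cos(a),0])
    t=np.radians(tilt); z=np.sin(t)*o-np.array([0,0,np.cos(t)]); return np.stack([x,np.cross(z,x),z],1)
E
python3 -c "
from h import *
goal([.5602-.0574,.303,.0227+.082],tool(35))"
```

```text
t 4.12 pos [0.578  0.134  0.2818] z [ 0.31  -0.033 -0.95 ] x [ 0.084  0.996 -0.007] w 0.0851 F [ 0.7 -0.2 -0.5]
q [-0.44 -0.07  0.07  1.76  0.16  1.17  1.08]
delta cm [ 16.34 -13.95  13.93] deg [-16.8   2.5  -4.1]
```

>>> apply_moves:
  deltas:
    - [[2.5,-2,0.5],[-4,0.5,-1],100]
    - [[2.5,-2,0.5],[-4,0.5,-1],100]
    - [[2.5,-2,1],[-4,0.5,-1],100]
    - [[2.5,-2,1.5],[-4,0.5,-1],100]
    - [[2.5,-2,1.5],[-1,0,0],100]

```text
t: 4.53
ee_pos: [0.53, 0.2466, 0.1987]
tcp_rot: [0.227, 0.679, 0.664, 0.218]
ft_force: [1.9, 0.6, -0.3]
width: 0.0854
```

```bash
python3 -c "
from h import *
goal([.5602-.0574,.303,.0227+.082],tool(35))"
```

```text
t 4.53 pos [0.53   0.2466 0.1987] z [ 0.597 -0.019 -0.802] x [ 0.024  1.    -0.005] w 0.0854 F [ 1.9  0.6 -0.3]
q [-0.52 -0.18 -0.24  2.14  0.58  0.79  0.46]
delta cm [ 5.62 -7.89  5.81] deg [ 1.7  1.1 -0.9]
```

>>> apply_moves:
  deltas:
    - [[2,-2,1.3],[0.5,0.3,-0.3],100]
    - [[2,-2,1.3],[0.5,0.3,-0.3],100]
    - [[1.3,-2,1.3],[0.5,0.3,-0.3],100]
    - [[0.4,-1.5,1.2],[0,0,0],100]
    - [[0,0,0],[0,0,0],100]

```text
t: 4.95
ee_pos: [0.4964, 0.2998, 0.1037]
tcp_rot: [0.216, 0.675, 0.674, 0.209]
ft_force: [-0.8, -1.0, -0.5]
width: 0.0852
```

```bash
python3 -c "
from h import *
goal([.5602,.303,.0227],tool(35))
json.dump({k:np.array(v).tolist() for k,v in camera_model('wrist').items()},open('w2.json','w'))
save('wrist','wrist2')"
```

```text
t 4.95 pos [0.4964 0.2998 0.1037] z [ 0.573 -0.009 -0.819] x [ 0.003  1.    -0.009] w 0.0852 F [-0.8 -1.  -0.5]
q [-0.56 -0.02 -0.34  2.2   0.75  0.72  0.15]
delta cm [ 0.41  0.58 10.29] deg [-0.   0.5  0.1]
```

View pics/wrist2.png

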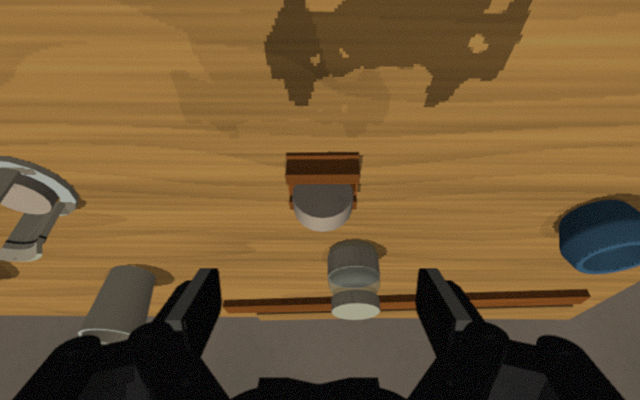

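```bash
python3 -c "
from h import *
w={k:np.array(v) for k,v in json.load(open('w2.json')).items()}; w['k1']=float(w['k1'])
for P in [(.557,.303,.029),(.547,.278,.029),(.547,.328,.029),(.547,.303,.054),(.567,.303,.054),(.53,.273,.022),(.53,.333,.022)]: print(P,np.round(proj(w,P),1))
cropf('wrist2_raw.png','c6.png',(260,130,390,250),5)"
```

```text
(0.557, 0.303, 0.029) [322.7 199.7]
(0.547, 0.278, 0.029) [292.1 192.2]
(0.547, 0.328, 0.029) [353.4 192.5]
(0.547, 0.303, 0.054) [322.8 217.8]
(0.567, 0.303, 0.054) [322.6 231.4]
(0.53, 0.273, 0.022) [284.9 171.9]
(0.53, 0.333, 0.022) [361.  172.1]
```

View pics/c6.png

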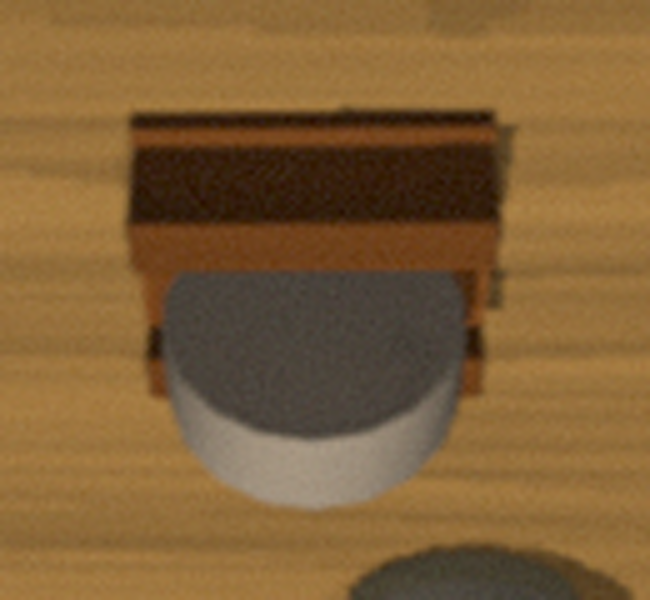

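Disc edges match prediction within a pixel (face 292.6–353, top 217.6). Approaching.

>>> apply_moves:
  deltas:
    - [[0.4,0.6,2],[0,0.3,0],100]
    - [[0,0,2],[0,0.2,0],100]
    - [[0,0,2],[0,0,0],100]
    - [[0,0,1.5],[0,0,0],75]
    - [[0,0,0],[0,0,0],75]

```text
t: 5.42
ee_pos: [0.5585, 0.2969, 0.0564]
tcp_rot: [0.218, 0.677, 0.669, 0.217]
ft_force: [0.6, -0.5, 0.1]
width: 0.0648
```

```bash
python3 -c "
from h import *
goal([.5602,.303,.0227],tool(35))"
```

```text
t 5.42 pos [0.5585 0.2969 0.0564] z [ 0.586 -0.005 -0.81 ] x [0.011 1.    0.002] w 0.0648 F [ 0.6 -0.5  0.1]
q [-0.53  0.14 -0.28  2.16  0.94  0.6   0.03]
delta cm [ 0.61 -1.84  2.83] deg [ 0.9  0.3 -0.6]
```

>>> apply_moves:
  deltas:
    - [[0.6,-1,0],[0.5,0.2,-0.4],85]
    - [[0,-0.9,0],[0.4,0,0],85]
    - [[0,0,0.7],[0,0,0],80]
    - [[0,0,0.7],[0,0,0],80]
    - [[0,0,0],[0,0,0],80]

```text
t: 5.83
ee_pos: [0.5542, 0.3019, 0.0389]
tcp_rot: [0.214, 0.677, 0.671, 0.215]
ft_force: [-0.1, 0.3, -0.6]
width: 0.0688
```

```bash
python3 -c "
from h import *
goal([.5602,.303,.0227],tool(35))"
```

```text
t 5.83 pos [0.5542 0.3019 0.0389] z [ 0.578 -0.002 -0.816] x [0.008 1.    0.003] w 0.0688 F [-0.1  0.3 -0.6]
q [-0.54  0.17 -0.28  2.16  0.98  0.59 -0.02]
delta cm [ 0.11 -0.45  1.67] deg [ 0.3  0.1 -0.5]
```

>>> apply_moves:
  deltas:
    - [[0.1,-0.4,0.3],[0,0,-0.4],80]
    - [[0,0,0.5],[0,0,0],80]
    - [[0,0,0.5],[0,0,0],80]
    - [[0,0,0],[0,0,0],80]

```text
t: 6.17
ee_pos: [0.5589, 0.3039, 0.0256]
tcp_rot: [0.215, 0.674, 0.674, 0.215]
ft_force: [-0.4, 0.1, 0.3]
width: 0.0684
```

```bash
python3 -c "
from h import *
goal([.5602,.303,.0227],tool(35))
save('wrist','wrist3')
save('side','side3',(150,110,310,230),5)
"
```

```text
t 6.17 pos [0.5589 0.3039 0.0256] z [ 0.579 -0.    -0.815] x [-0.     1.    -0.001] w 0.0684 F [-0.4  0.1  0.3]
q [-0.54  0.2  -0.27  2.16  1.03  0.57 -0.06]
delta cm [-0.09 -0.06  0.31] deg [0.4 0.  0. ]
```

View pics/side3.png

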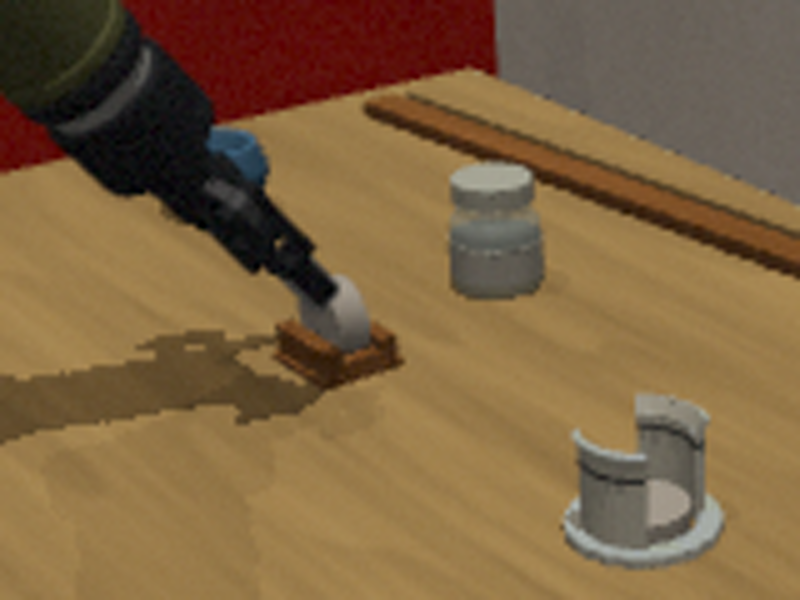

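View pics/wrist3.png

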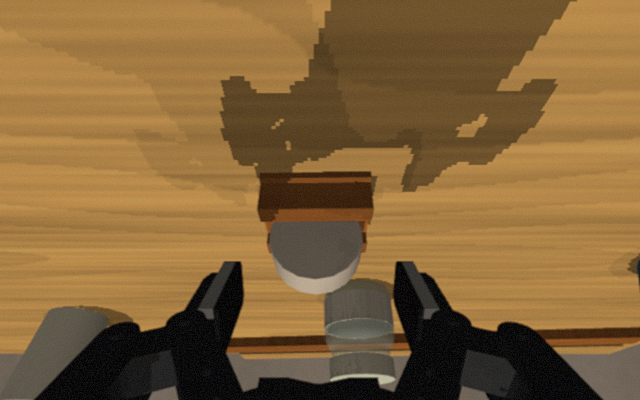

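>>> apply_moves:
  deltas:
    - [[0,0,0.35],[0,0,0],75]
    - [[0,0,0.05],[0,0,0],55]
    - [[0,0,0],[0,0,0],45]
    - [[0,0,0],[0,0,0],45]
    - [[0,0,0],[0,0,0],45]
  squeeze: 40

```text
t: 6.68
ee_pos: [0.5617, 0.3045, 0.023]
tcp_rot: [0.215, 0.673, 0.674, 0.215]
ft_force: [-0.7, -0.3, 0.3]
width: 0.0383
```

```bash
python3 -c "
from h import *
goal([.5602,.303,.0227],tool(35))
save('wrist','wrist4')
save('side','side4',(170,140,270,200),8)
"
```

```text
t 6.68 pos [0.5617 0.3045 0.023 ] z [ 0.58   0.    -0.815] x [-0.  1.  0.] w 0.0383 F [-0.7 -0.3  0.3]
q [-0.54  0.21 -0.27  2.16  1.04  0.57 -0.07]
delta cm [-0.15 -0.14 -0.06] deg [ 0.4 -0.   0. ]
```

View pics/side4.png

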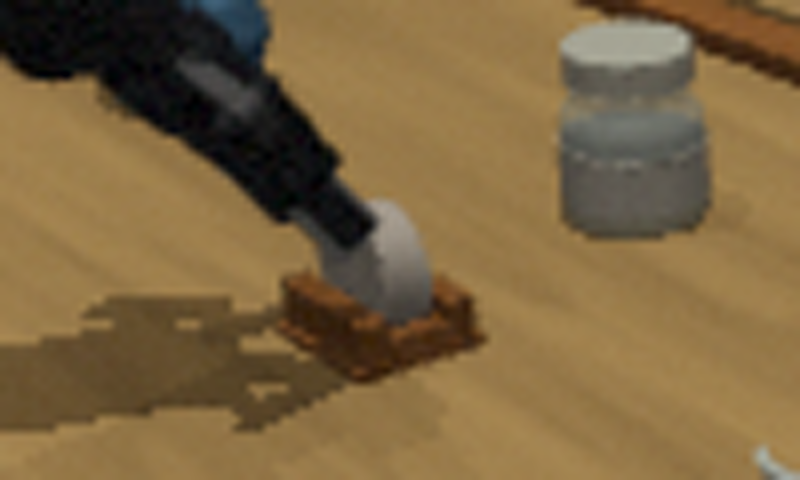

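View pics/wrist4.png

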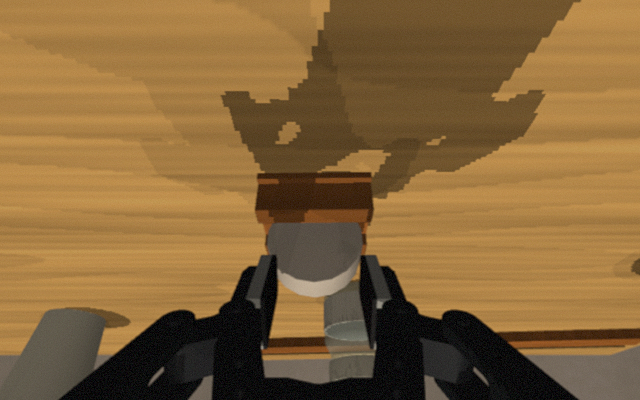

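```bash
python3 -c "
from h import *
s=log();w=camera_model('wrist');q=s['tcp_rot'];M=R.from_quat(q[[1,2,3,0]]).as_matrix()
for d in (0,.003,.006,.0187):
  for x in (-.019,.019):
    for y in (-.011,.011): print(d,x,y,np.round(proj(w,s['ee_pos']+M@[x,y,-d]),0))
sd=camera_model('side')
for d in (0,.01,.02):print('side',[np.round((np.array(proj(sd,s['ee_pos']+M@[-.019,y,-d]))-[170,140])*8) for y in(-.011,.011)])
cropf('wrist4_raw.png','c7.png',(200,180,440,360),3.3)
"
```

```text
0 -0.019 -0.011 [284. 223.]
0 -0.019 0.011 [285. 258.]
0 0.019 -0.011 [352. 222.]
0 0.019 0.011 [351. 258.]
0.003 -0.019 -0.011 [283. 225.]
0.003 -0.019 0.011 [284. 261.]
0.003 0.019 -0.011 [352. 225.]
0.003 0.019 0.011 [351. 261.]
0.006 -0.019 -0.011 [282. 227.]
0.006 -0.019 0.011 [284. 263.]
0.006 0.019 -0.011 [353. 227.]
0.006 0.019 0.011 [352. 263.]
0.0187 -0.019 -0.011 [280. 236.]
0.0187 -0.019 0.011 [282. 275.]
0.0187 0.019 -0.011 [355. 236.]
0.0187 0.019 0.011 [354. 275.]
side [array([383., 315.]), array([421., 271.])]
side [array([367., 300.]), array([406., 255.])]
side [array([350., 284.]), array([390., 239.])]
```

View pics/c7.png

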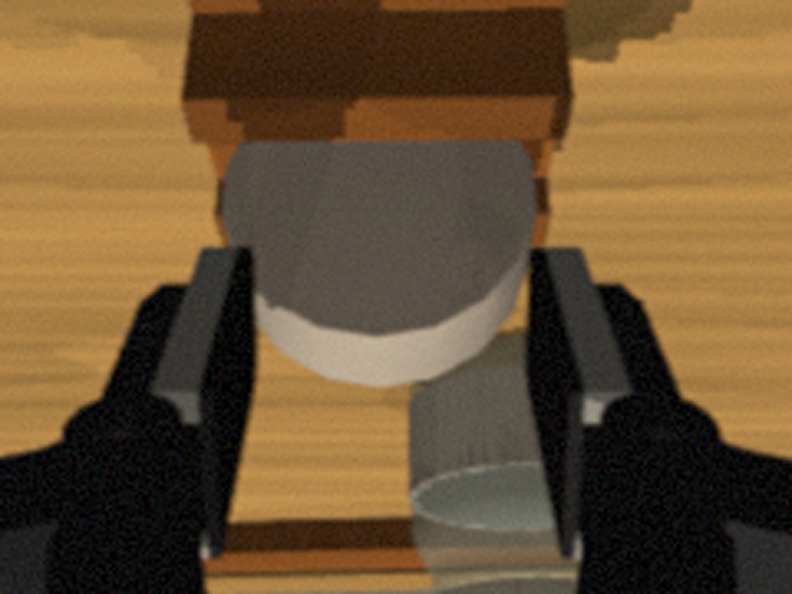

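```bash
python3 -c "
from h import *
s=log();print(s['width'],s['ee_pos']);q=s['tcp_rot'];M=R.from_quat(q[[1,2,3,0]]).as_matrix()
im=camera('scene');m=camera_model('scene');sd=camera_model('side');im2=camera('side')
for nm,I,mm,c in (('sc5',im,m,(380,230,480,320)),('sd5',im2,sd,(170,140,270,210))):
  J=cv2.resize(I[c[1]:c[3],c[0]:c[2]],None,fx=7,fy=7,interpolation=cv2.INTER_CUBIC)[:,:,::-1].copy()
  for d,col in ((0,(0,0,255)),(.02,(0,255,0)),(.04,(255,0,0))):
    for x in (-.019,.019):
      for y in (-.011,.011):
        u,v=proj(mm,s['ee_pos']+M@[x,y,-d]); cv2.circle(J,(int((u-c[0])*7),int((v-c[1])*7)),3,col,-1)
  cv2.imwrite('pics/%s.png'%nm,J)
"
```

```text
0.03801626069947478 [0.56163738 0.30449148 0.02308221]
```

View pics/sc5.png

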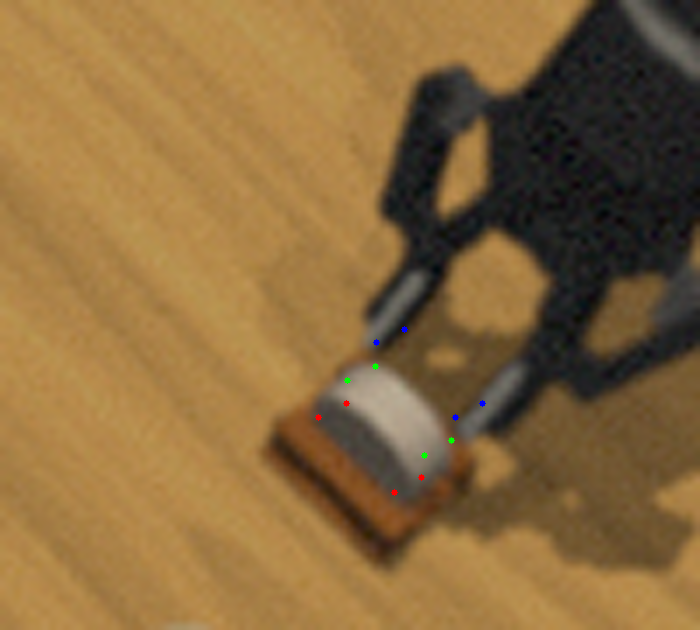

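View pics/sd5.png

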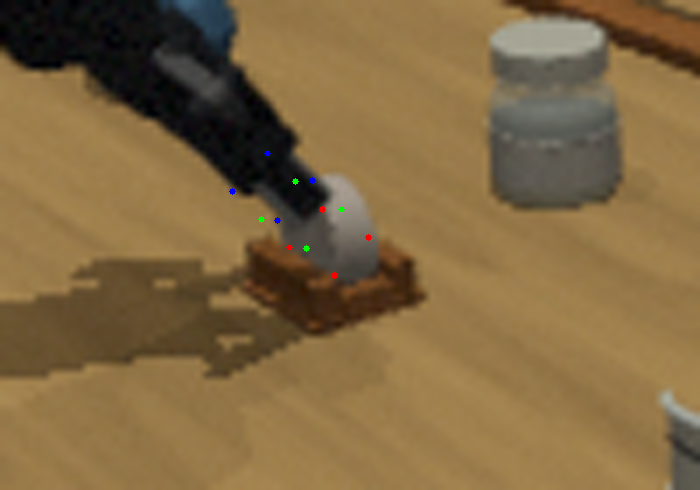

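```bash
cat >> h.py <<'E'
def tri(*obs):
    A=np.zeros((3,3));b=np.zeros(3)
    for m,u,v in obs:
        o,d=ray(m,u,v);d=d/np.linalg.norm(d);P=np.eye(3)-np.outer(d,d);A+=P;b+=P@o
    X=np.linalg.solve(A,b); return X,[np.hypot(*(np.array(proj(m,X))-[u,v])) for m,u,v in obs]
E
python3 -c "
from h import *
s=arm.observe();q=s['tcp_rot'];M=R.from_quat(q[[1,2,3,0]]).as_matrix()
m=camera_model('scene');sd=camera_model('side');w=camera_model('wrist')
W=(200+250/3.3,180+250/3.3)
for a,b in (((375,340),(325,195)),((395,330),(325,195)),((370,345),(300,215))):
  A=(m,380+a[0]/7,230+a[1]/7);B=(sd,170+b[0]/7,140+b[1]/7)
  X,e=tri(A,B); print(X,e,'tool',np.round(1000*M.T@(X-s['ee_pos']),1))
X,e=tri((m,380+395/7,230+330/7),(w,W[0],W[1]));print(X,e,np.round(1000*M.T@(X-s['ee_pos']),1))
# wrist: pixel with x=-.019 -> line
o,d=ray(w,*W); o2=M.T@(o-s['ee_pos']);d2=M.T@d; print(np.round(1000*(o2+d2*((-.019-o2[0])/d2[0])),1), np.round(o2*1000,1))
"
```

```text
[0.54744761 0.2820501  0.05738687] [np.float64(1.084632687336464), np.float64(0.9651954952419144)] tool [-22.4   8.3 -36.2]
[0.54342272 0.282419   0.05931567] [np.float64(2.6426197630697748), np.float64(2.3542406251634866)] tool [-22.    6.2 -40.1]
[0.5412087  0.28287999 0.04861502] [np.float64(1.0065965587902355), np.float64(0.9039145656216463)] tool [-21.6  -1.8 -32.7]
[0.53190654 0.284371   0.04810428] [np.float64(0.4710490479395979), np.float64(2.61680812113971)] [-20.1  -9.7 -37.6]
[-19.   -9.6 -36.9] [   0.3  -81.6 -176.1]
```

The images show the real fingertips sit about 36 mm behind the reported TCP. I triangulated this from two camera pairs, and the jaws also closed to 38 mm without touching. I'll open and go deeper, checking by camera.

>>> apply_moves:
  deltas:
    - [[-0.1,-0.1,-0.3],[0,0,0],75]
    - [[0,0,0],[0,0,0],75]
    - [[0,0,0.7],[0,0,0],75]
    - [[0,0,0.7],[0,0,0],75]
    - [[0,0,0],[0,0,0],75]

```text
t: 7.3
ee_pos: [0.5678, 0.3037, 0.0136]
tcp_rot: [0.215, 0.673, 0.674, 0.216]
ft_force: [-0.5, 0.2, -0.3]
width: 0.0641
```

```bash
python3 -c "
from h import *
goal([.579,.303,-.0044],tool(35))"
```

```text
t 7.30 pos [0.5678 0.3037 0.0136] z [ 0.581  0.001 -0.814] x [-0.001  1.     0.001] w 0.0641 F [-0.5  0.2 -0.3]
q [-0.55  0.23 -0.26  2.16  1.08  0.55 -0.1 ]
delta cm [-0.07 -0.13  2.11] deg [ 0.5 -0.1 -0. ]
```

>>> apply_moves:
  deltas:
    - [[0,-0.1,0.6],[0.5,0,0],75]
    - [[0,0,0.7],[0,0,0],75]
    - [[0,0,0],[0,0,0],75]

```text
t: 7.55
ee_pos: [0.5753, 0.3033, 0.0003]
tcp_rot: [0.212, 0.674, 0.675, 0.212]
ft_force: [0.4, -0.3, 0.1]
width: 0.0643
```

```bash
python3 -c "
from h import *
goal([.579,.303,-.0044],tool(35))
save('wrist','wrist6',(200,170,440,350),3.3)
save('side','side6',(170,140,270,210),8)"
```

```text
t 7.55 pos [5.753e-01 3.033e-01 3.000e-04] z [ 0.572  0.001 -0.82 ] x [-0.  1.  0.] w 0.0643 F [ 0.4 -0.3  0.1]
q [-0.54  0.27 -0.25  2.14  1.09  0.54 -0.11]
delta cm [-0.03  0.03  0.6 ] deg [-0.1 -0.   0. ]
```

View pics/wrist6.png

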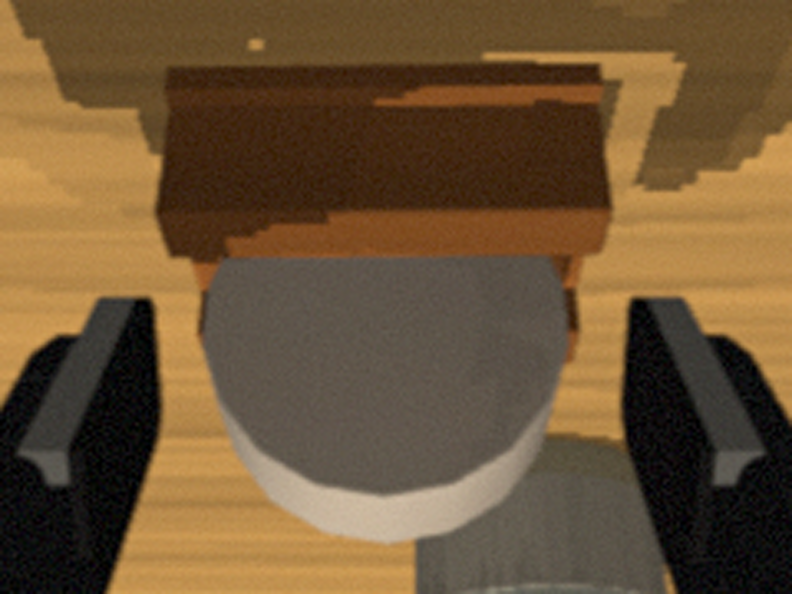

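View pics/side6.png

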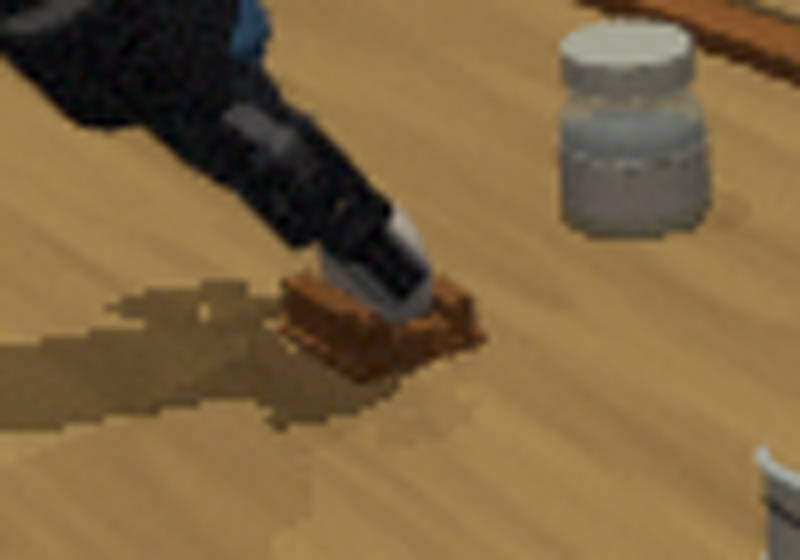

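```bash
python3 -c "
from h import *
s=arm.observe();q=s['tcp_rot'];M=R.from_quat(q[[1,2,3,0]]).as_matrix();w=camera_model('wrist')
for c,x in (((155,299),-.0322),((632,299),.0322)):
  o,d=ray(w,200+c[0]/3.3,170+c[1]/3.3); o2=M.T@(o-s['ee_pos']);d2=M.T@d; X=o2+d2*((x-o2[0])/d2[0]);print(np.round(1000*X,1),s['ee_pos']+M@X)
"
```

```text
[-32.2  -7.1 -37. ] [0.54799234 0.27146498 0.02727659]
[ 32.2 -10.6 -43.5] [0.54141088 0.33585609 0.03070903]
```

>>> apply_moves:
  deltas:
    - [[0,0,0.5],[0,0,0],75]
    - [[0,0,0.4],[0,0,0],70]
    - [[0,0,0],[0,0,0],55]
    - [[0,0,0],[0,0,0],45]
    - [[0,0,0],[0,0,0],45]
  squeeze: 40

```text
t: 8.07
ee_pos: [0.5813, 0.3034, -0.0061]
tcp_rot: [0.213, 0.674, 0.674, 0.213]
ft_force: [-1.0, -0.3, 0.3]
width: 0.0484
```

```bash
python3 -c "
from h import *
goal([.579,.303,-.0044],tool(35))
save('wrist','wrist7',(200,170,440,350),3.3)
save('side','side7',(170,140,270,210),8)"
```

```text
t 8.07 pos [ 0.5813  0.3034 -0.0061] z [ 0.574  0.    -0.819] x [-0.  1.  0.] w 0.0484 F [-1.  -0.3  0.3]
q [-0.54  0.29 -0.24  2.14  1.12  0.53 -0.13]
delta cm [-0.04 -0.09 -0.27] deg [ 0. -0.  0.]
```

View pics/wrist7.png

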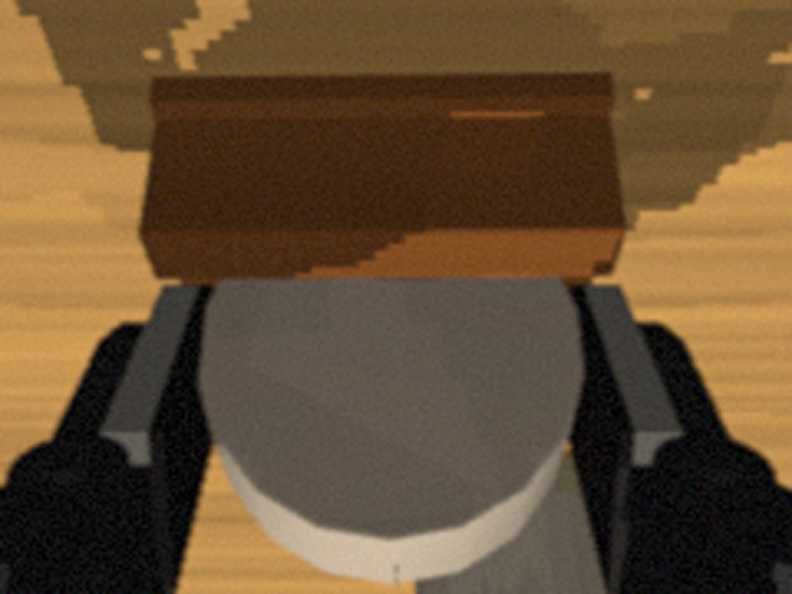

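View pics/side7.png

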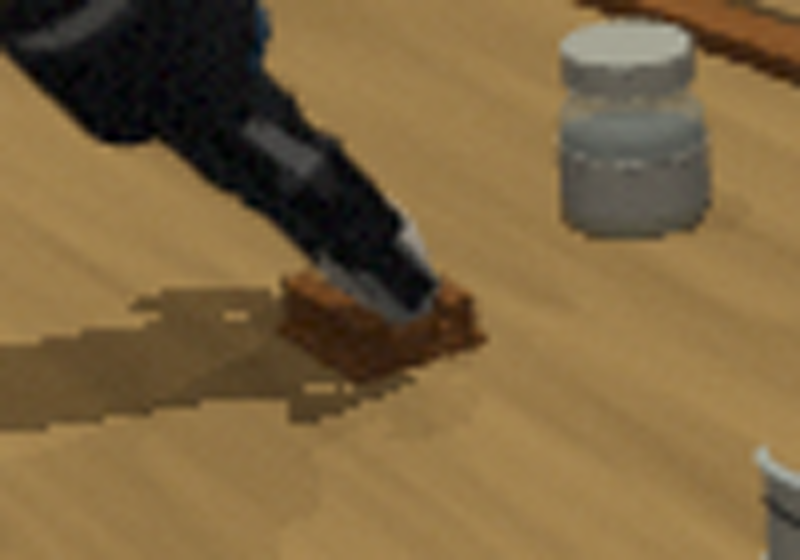

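>>> apply_moves:
  deltas:
    - [[0,0,0],[0,0,0],45]
    - [[0,0.4,-0.6],[0,0,0],45]
    - [[0,0.6,-0.8],[0,0,0],45]
    - [[0,1,-1.4],[0,0,0],45]
    - [[0,1.2,-1.7],[0,0,0],45]

```text
t: 8.58
ee_pos: [0.5765, 0.3012, 0.0429]
tcp_rot: [0.211, 0.674, 0.677, 0.207]
ft_force: [0.2, 0.2, -0.6]
width: 0.0483
```

```bash
python3 -c "
from h import *
goal([.579,.303,.0656],tool(35))
save('side','side8',(150,110,270,210),6)"
```

```text
t 8.58 pos [0.5765 0.3012 0.0429] z [ 0.565 -0.004 -0.825] x [-0.002  1.    -0.006] w 0.0483 F [ 0.2  0.2 -0.6]
q [-0.5   0.19 -0.28  2.11  0.93  0.59  0.08]
delta cm [ 0.17  1.49 -1.74] deg [-0.6  0.2  0.3]
```

View pics/side8.png

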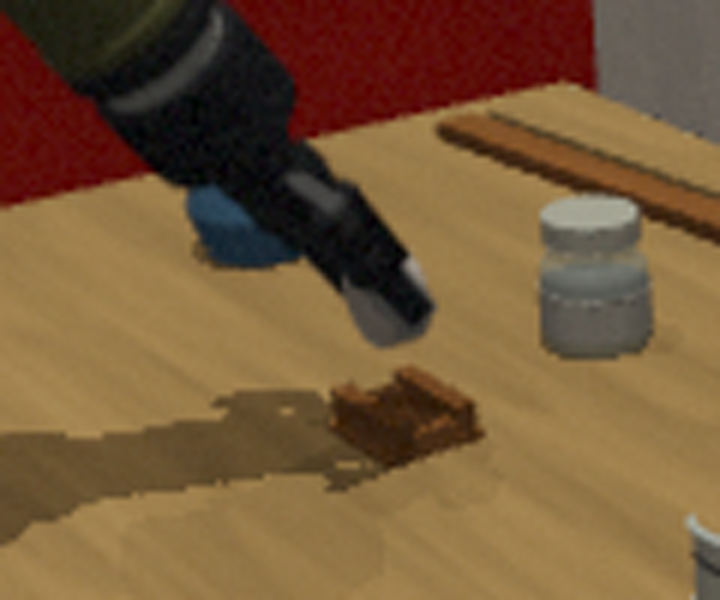

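>>> apply_moves:
  deltas:
    - [[0,1.2,-2],[7,0,0],45]
    - [[0,1,-2.2],[7,0,0],45]
    - [[-1,0.8,-2.3],[7,0,0],45]
    - [[-1.5,0.5,-2],[7,0,0],45]
    - [[-2,0,-1],[7,0,0],45]

```text
t: 9.05
ee_pos: [0.5618, 0.2621, 0.1227]
tcp_rot: [0.048, 0.703, 0.708, 0.037]
ft_force: [1.1, -1.8, -1.4]
width: 0.0487
```

```bash
python3 -c "
from h import *
goal([.47,.165,.08],tool(-45))"
```

```text
t 9.05 pos [0.5618 0.2621 0.1227] z [ 0.12  -0.015 -0.993] x [-0.006  1.    -0.016] w 0.0487 F [ 1.1 -1.8 -1.4]
q [-0.23  0.24 -0.34  1.72  0.18  1.1   0.95]
delta cm [-9.58 -9.7   3.29] deg [51.9  1.   0. ]
```

>>> apply_moves:
  deltas:
    - [[-2,-1.8,-0.5],[7,0,0],45]
    - [[-2,-1.8,-0.5],[7,0,0],45]
    - [[-2,-1.8,0],[7,0,0],45]
    - [[-2,-1.5,0],[7,0,0],45]
    - [[-1,-1,0],[7,0,0],45]

```text
t: 9.47
ee_pos: [0.4886, 0.1678, 0.1515]
tcp_rot: [-0.171, 0.685, 0.685, -0.178]
ft_force: [0.8, -0.4, -1.2]
width: 0.0485
```

```bash
python3 -c "
from h import *
goal([.47,.165,.08],tool(-45))"
```

```text
t 9.47 pos [0.4886 0.1678 0.1515] z [-0.479 -0.01  -0.878] x [-0.003  1.    -0.01 ] w 0.0485 F [ 0.8 -0.4 -1.2]
q [-0.08  0.49 -0.29  1.42 -0.03  1.72  1.21]
delta cm [-0.21  1.79  7.17] deg [16.4  0.5 -0.2]
```

>>> apply_moves:
  deltas:
    - [[0,1,0.5],[7,0,0],45]
    - [[0,1,1],[7,0,0],45]
    - [[0,0.5,1],[2.5,0,0],45]
    - [[0,0,0],[0,0,0],45]

```text
t: 9.8
ee_pos: [0.498, 0.1601, 0.1099]
tcp_rot: [-0.272, 0.656, 0.645, -0.282]
ft_force: [-0.9, 0.1, -1.4]
width: 0.0488
```

```bash
python3 -c "
from h import *
goal([.47,.165,.03],tool(-45))
save('side','side9',(130,90,330,240),4)
save('wrist','wrist9')"
```

```text
t 9.80 pos [0.498  0.1601 0.1099] z [-0.721 -0.007 -0.693] x [ 0.009  1.    -0.02 ] w 0.0488 F [-0.9  0.1 -1.4]
q [-0.08  0.79 -0.26  1.2  -0.06  1.95  1.21]
delta cm [0.62 3.8  7.56] deg [-1.1  0.4 -1.2]
```

View pics/side9.png

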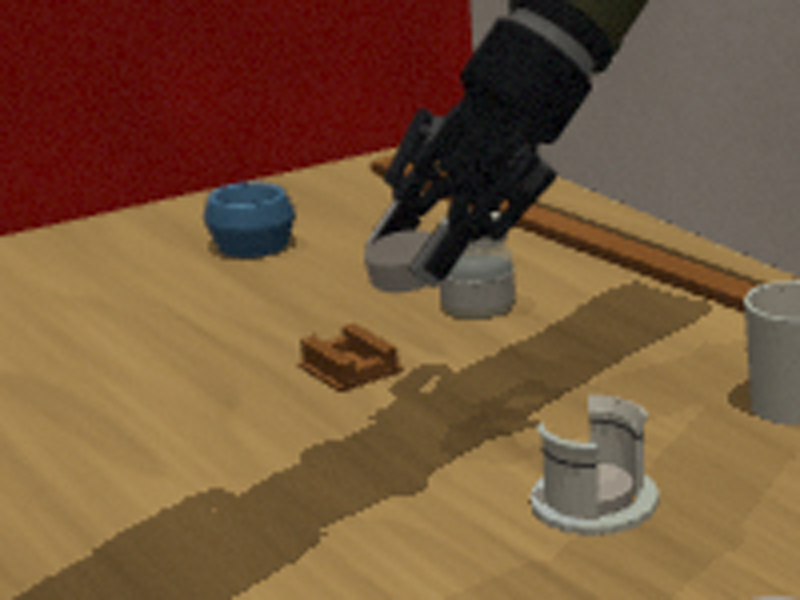

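View pics/wrist9.png

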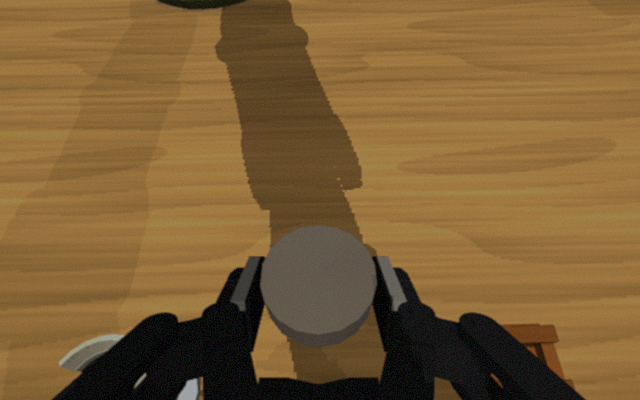

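>>> apply_moves:
  deltas:
    - [[0.2,1.8,2.2],[-0.5,0.2,-0.6],45]
    - [[0.2,1.8,2.2],[-0.5,0.2,-0.6],45]
    - [[0.2,1.6,2],[0,0,0],45]
    - [[0,1,1.3],[0,0,0],45]
    - [[0,0,0],[0,0,0],45]

```text
t: 10.32
ee_pos: [0.4922, 0.1706, 0.0242]
tcp_rot: [-0.26, 0.655, 0.661, -0.258]
ft_force: [-0.6, -1.0, -1.6]
width: 0.0487
```

```bash
python3 -c "
from h import *
goal([.48,.165,-.0165],tool(-45))
save('side','side10',(170,120,330,240),5)
"
```

```text
t 10.32 pos [0.4922 0.1706 0.0242] z [-0.682 -0.    -0.731] x [-0.008  1.     0.006] w 0.0487 F [-0.6 -1.  -1.6]
q [-0.09  0.82 -0.27  1.29 -0.04  1.76  1.24]
delta cm [-0.58  1.88  3.81] deg [2.  0.  0.6]
```

View pics/side10.png

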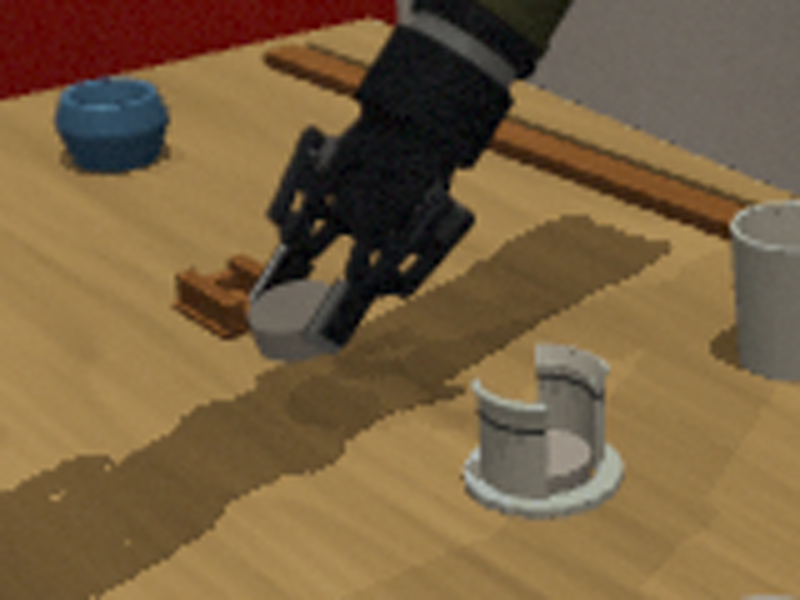

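>>> apply_moves:
  deltas:
    - [[0,0.7,0.8],[2,0,0],45]
    - [[0,0.7,0.7],[2,0,0],45]
    - [[0,0.6,0.6],[0,0,0],45]
    - [[0,0,0],[0,0,0],45]

```text
t: 10.7
ee_pos: [0.4979, 0.1746, 0.009]
tcp_rot: [-0.278, 0.646, 0.656, -0.273]
ft_force: [-0.5, -0.2, -1.3]
width: 0.0487
```

```bash
python3 -c "
from h import *
d,r=goal([.49,.17,-.0165],tool(-47))
save('side','side11',(190,140,290,220),8)
"
```

```text
t 10.70 pos [0.4979 0.1746 0.009 ] z [-0.717  0.001 -0.697] x [-0.011  1.     0.012] w 0.0487 F [-0.5 -0.2 -1.3]
q [-0.09  0.9  -0.27  1.23 -0.04  1.8   1.25]
delta cm [-0.49  1.27  2.34] deg [ 1.2 -0.   0.9]
```

View pics/side11.png

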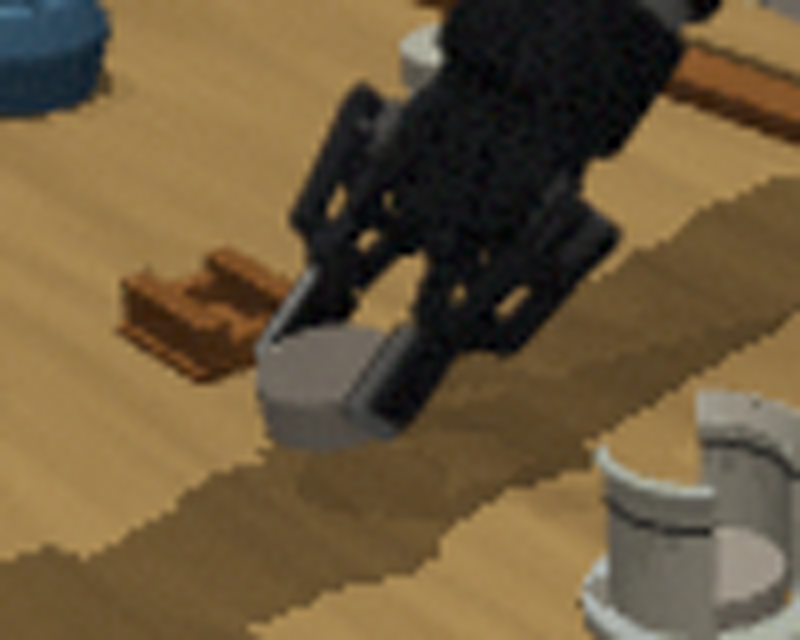

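>>> apply_moves:
  deltas:
    - [[-0.2,0.6,0.6],[1,0,0.5],45]
    - [[0,0.6,0.6],[0,0,0],45]
    - [[0,0.3,0.3],[0,0,0],45]
    - [[0,0,0],[0,0,0],45]

```text
t: 11.08
ee_pos: [0.5002, 0.1736, -0.0084]
tcp_rot: [-0.28, 0.648, 0.653, -0.276]
ft_force: [0.6, -0.5, -0.7]
width: 0.0485
```

```bash
python3 -c "
from h import *
d,r=goal([.49,.17,-.0165],tool(-47))
save('side','side12',(190,140,290,220),8)
"
```

```text
t 11.08 pos [ 0.5002  0.1736 -0.0084] z [-0.723  0.002 -0.691] x [-0.004  1.     0.007] w 0.0485 F [ 0.6 -0.5 -0.7]
q [-0.09  0.93 -0.26  1.22 -0.04  1.79  1.25]
delta cm [-0.36 -0.12  1.3 ] deg [ 0.7 -0.1  0.5]
```

View pics/side12.png

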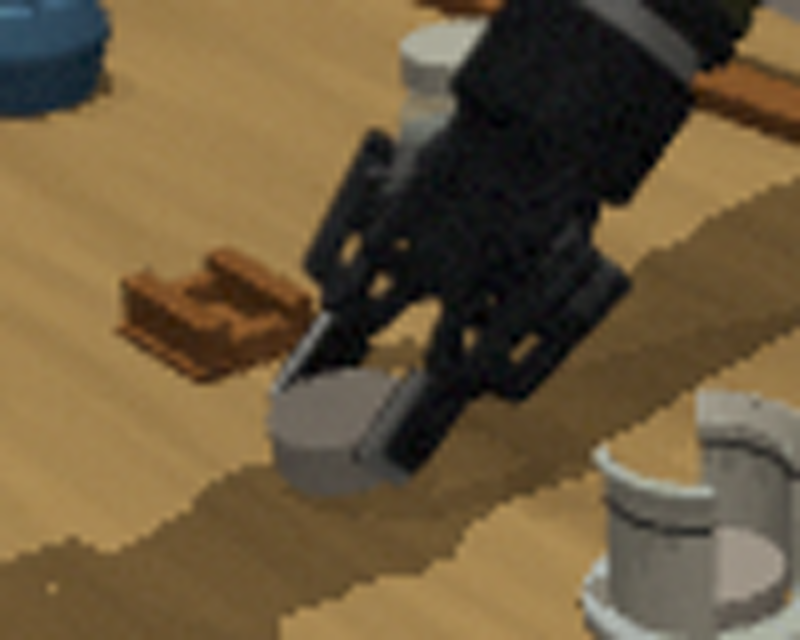

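>>> apply_moves:
  deltas:
    - [[0,0.3,0.3],[0.5,0,0],45]
    - [[0,0.2,0.2],[0,0,0],45]
    - [[0,0,0],[0,0,0],45]

```text
t: 11.38
ee_pos: [0.5003, 0.1738, -0.0149]
tcp_rot: [-0.283, 0.646, 0.651, -0.279]
ft_force: [0.7, 0.1, 1.1]
width: 0.0486
```

>>> apply_moves:
  deltas:
    - [[0,0.15,0.15],[0,0,0],45]
    - [[0,0,0],[0,0,0],45]

```text
t: 11.55
ee_pos: [0.5005, 0.1739, -0.0147]
tcp_rot: [-0.283, 0.646, 0.651, -0.279]
ft_force: [-1.2, 0.3, 0.5]
width: 0.0484
```

```bash
python3 -c "
from h import *
d,r=goal([.49,.17,-.0165],tool(-47))
save('side','side13',(190,140,290,220),8)
save('wrist','wrist13',(200,180,440,360),3.3)
"
```

```text
t 11.55 pos [ 0.5005  0.1739 -0.0147] z [-0.73   0.002 -0.683] x [-0.004  1.     0.008] w 0.0484 F [-1.2  0.3  0.5]
q [-0.1   0.94 -0.26  1.21 -0.04  1.79  1.25]
delta cm [-0.39 -0.6   0.89] deg [ 0.1 -0.1  0.5]
```

View pics/side13.png

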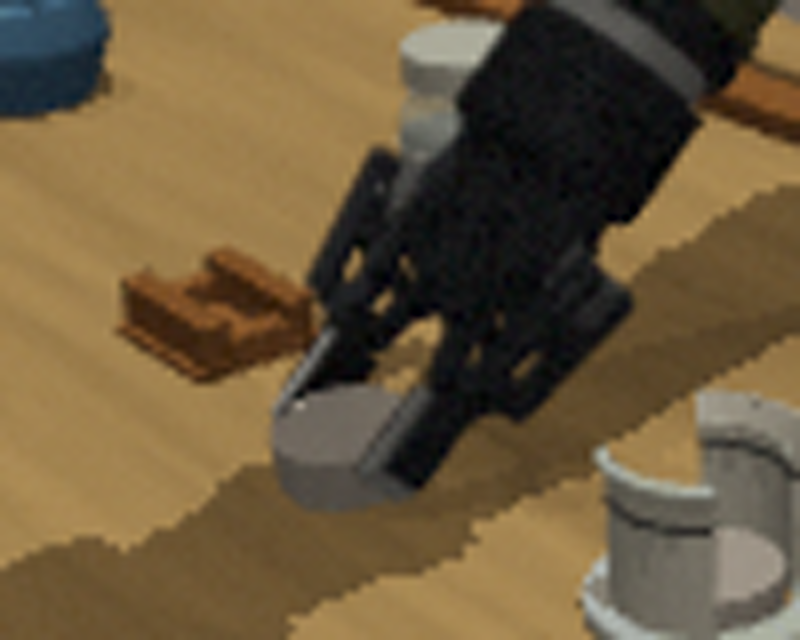

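View pics/wrist13.png

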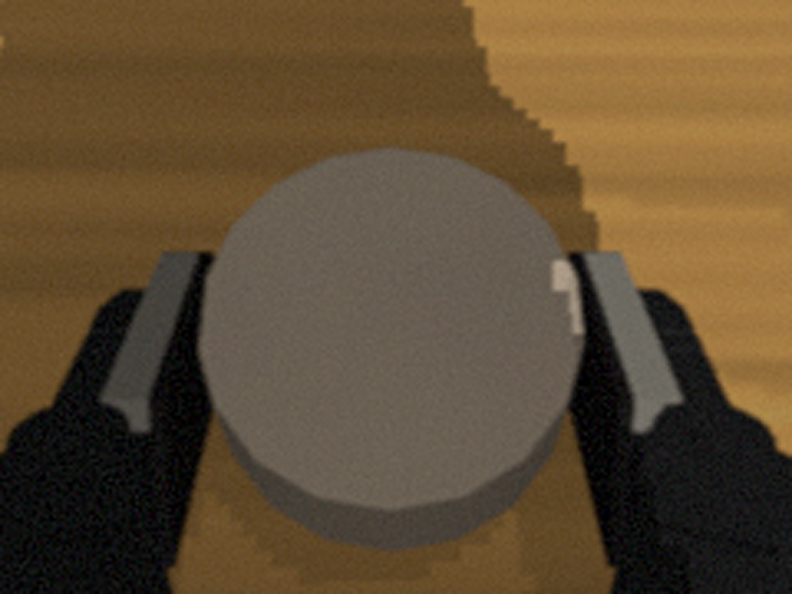

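```bash
cat > ov.py <<'E'
from h import *
def rim(C,n,r=.025,N=60):
    n=np.array(n)/np.linalg.norm(n); a=np.cross(n,[0,1,0]);a/=np.linalg.norm(a);b=np.cross(n,a)
    t=np.linspace(0,2*np.pi,N); return np.array(C)+r*(np.cos(t)[:,None]*a+np.sin(t)[:,None]*b)
def over(raw,m,c,sc,out,discs):
    I=cv2.imread('pics/'+raw)[c[1]:c[3],c[0]:c[2]]; J=cv2.resize(I,None,fx=sc,fy=sc,interpolation=cv2.INTER_CUBIC)
    cols=[(0,0,255),(0,255,0),(255,0,0),(0,255,255)]
    for k,(C,n,th) in enumerate(discs):
        n=np.array(n)/np.linalg.norm(n)
        for sgn in (1,-1):
            pts=np.array([proj(m,p) for p in rim(np.array(C)+sgn*th/2*n,n)]); 
            cv2.polylines(J,[((pts-[c[0],c[1]])*sc+sc/2).astype(int)],True,cols[k%4],1)
    cv2.imwrite('pics/'+out,J)
E
python3 -c "
from ov import *
s=arm.observe();q=s['tcp_rot'];M=R.from_quat(q[[1,2,3,0]]).as_matrix()
C=s['ee_pos']+M@[0,.001,-.042];print(C)
n=R.from_euler('x',55,degrees=True).as_matrix()
# disc axis in tool frame: stand grasp axis = world x with tool(35)
ax=tool(35).T@[1,0,0]; N=M@ax; print('axis',N, np.degrees(np.arccos(abs(N[2]))))
over('wrist13_raw.png',camera_model('wrist'),(200,180,440,360),3.3,'o1.png',[(C,N,.02)])
over('side13_raw.png',camera_model('side'),(190,140,290,220),8,'o2.png',[(C,N,.02)])
"
```

```text
[0.53200257 0.1738153  0.01297404]
axis [ 0.14166894  0.00855526 -0.98987712] 8.159370517089801
```

View pics/o1.png

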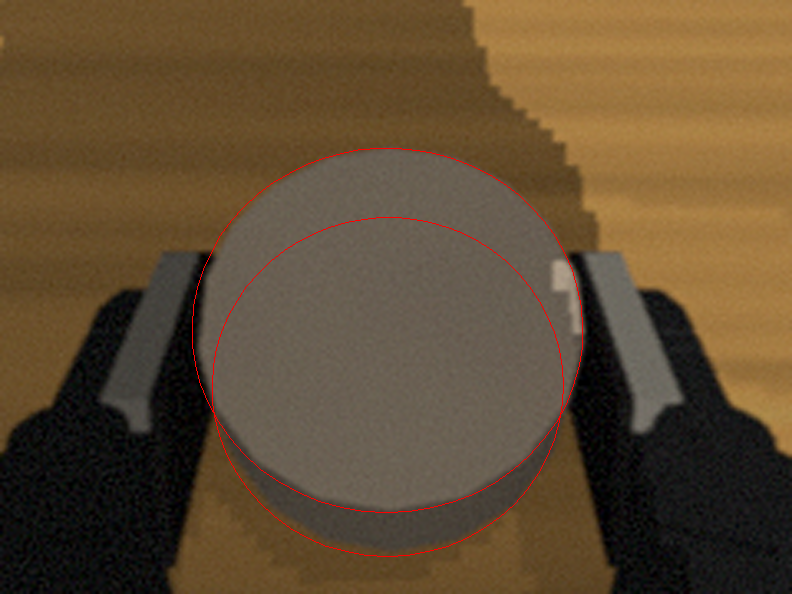

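View pics/o2.png

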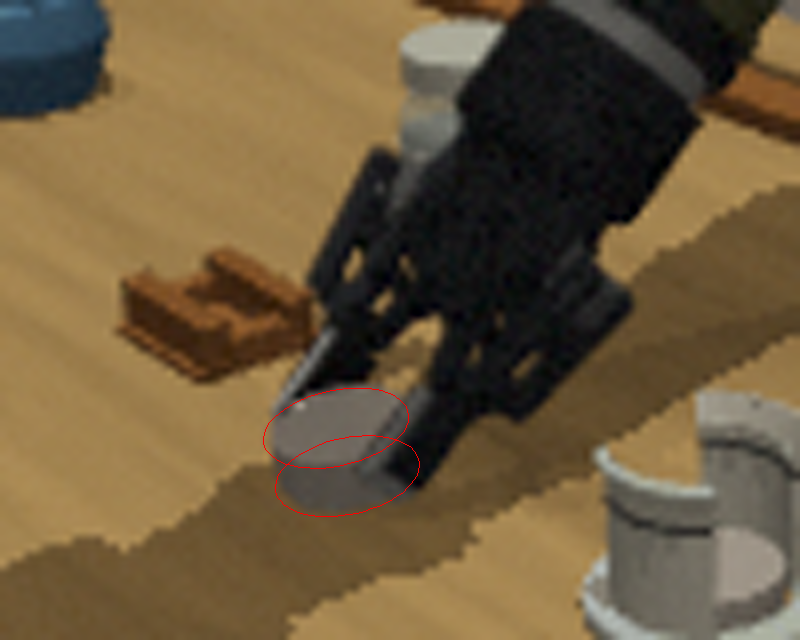

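Model overlay matches to about 1 mm: the disc is about 8° short of flat with its near edge touching. Turning the rest gently.

>>> apply_moves:
  deltas:
    - [[0,0,0],[2.5,0,0],45]
    - [[0,0,0],[2.5,0,0],45]
    - [[0,0,0],[0,0,0],45]

```text
t: 11.9
ee_pos: [0.5011, 0.1744, -0.0139]
tcp_rot: [-0.311, 0.633, 0.639, -0.307]
ft_force: [-1.5, -0.8, -0.1]
width: 0.0486
```

```bash
cat > chk.py <<'E'
from ov import *
import sys
tag=sys.argv[1]
s=log();q=s['tcp_rot'];M=R.from_quat(q[[1,2,3,0]]).as_matrix();w=camera_model('wrist')
C=s['ee_pos']+M@[0,.001,-.042];ax=tool(35).T@[1,0,0]; N=M@ax
print(s['t'],s['ee_pos'],'C',C,'tilt',np.degrees(np.arccos(abs(N[2]))),s['ft_force'],s['width'],'z',M[:,2])
save('wrist',tag)
C2=C.copy();C2[2]=.01
over(tag+'_raw.png',w,(200,180,440,360),3.3,tag+'o.png',[(C,N,.02),(C2,[0,0,1],.02)])
E
python3 chk.py w14
```

```text
11.9 [ 0.50110365  0.17439925 -0.01394378] C [0.53476132 0.17433246 0.01119895] tilt 3.1665181684553607 [-1.54131264 -0.79091685 -0.07472737] 0.04862556684116504 z [-0.78667421  0.00182368 -0.61736566]
```

View pics/w14o.png

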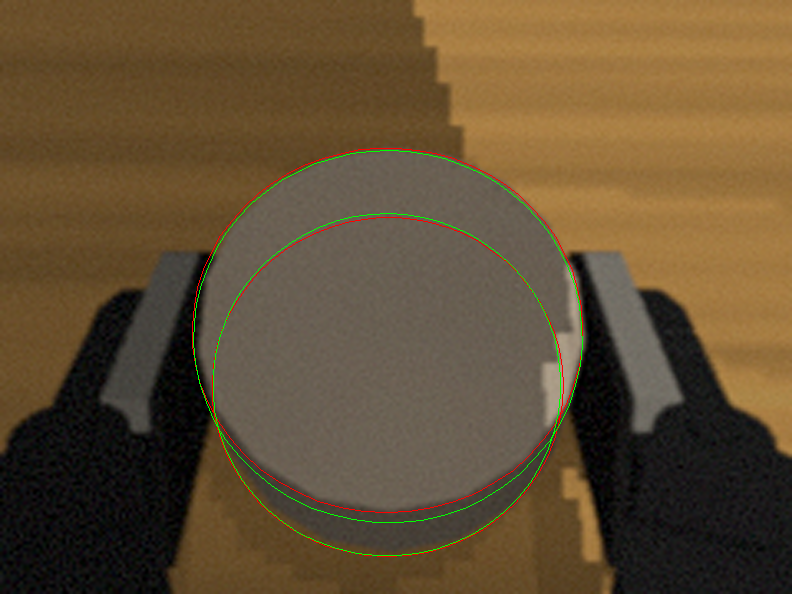

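>>> apply_moves:
  deltas:
    - [[0,0,0],[3,0,0],45]
    - [[0,0.1,0.1],[0.3,0,0],45]
    - [[0,0,0],[0,0,0],45]

```text
t: 12.2
ee_pos: [0.5015, 0.1753, -0.0127]
tcp_rot: [-0.329, 0.624, 0.631, -0.324]
ft_force: [1.5, 0.3, 2.1]
width: 0.0487
```

```bash
python3 chk.py w15; python3 -c "
from h import *
save('side','side15',(190,140,290,220),8)"
```

```text
12.2 [ 0.50147651  0.175313   -0.01269709] C [0.53644789 0.17526448 0.01058381] tilt 0.5960054468619657 [1.52106593 0.33303581 2.13122156] 0.048657031055358194 z [-0.81899044  0.00143348 -0.57380537]
```

View pics/w15o.png

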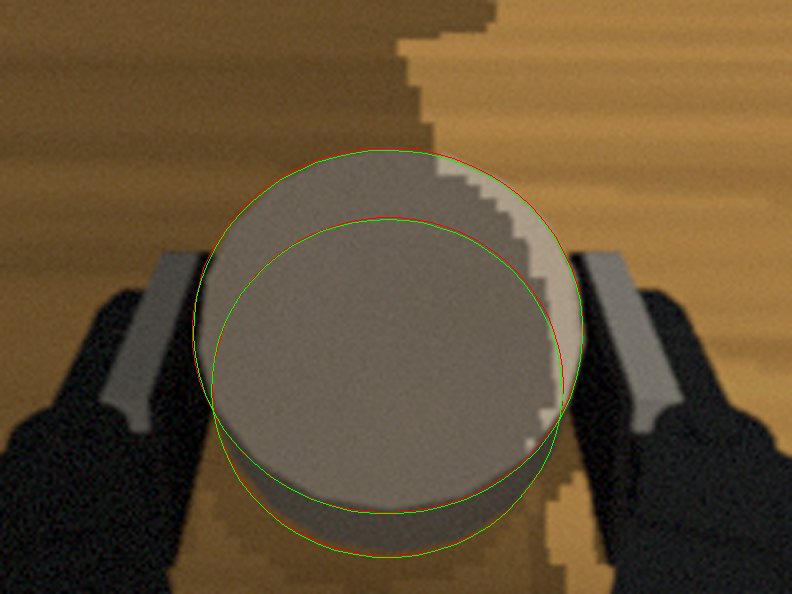

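View pics/side15.png

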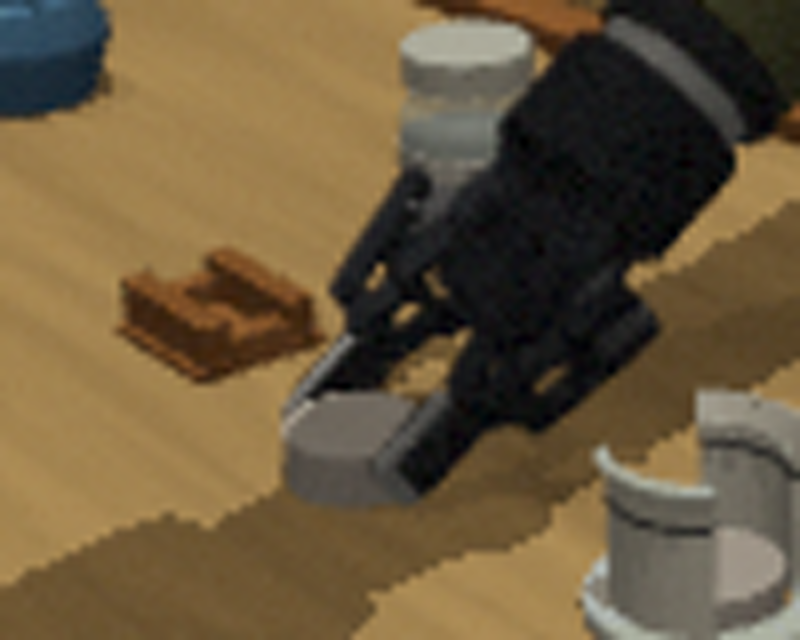

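>>> apply_moves:
  deltas:
    - [[0,0,0],[0,0,0],60]
    - [[0,0,0],[0,0,0],70]
    - [[0,0,0],[0,0,0],80]
    - [[0,0,-1],[0,0,0],80]
    - [[0,-1,-2],[0,0,0],90]

```text
t: 12.72
ee_pos: [0.5168, 0.1748, 0.0105]
tcp_rot: [-0.329, 0.623, 0.63, -0.326]
ft_force: [0.2, -0.1, -0.0]
width: 0.0766
```

>>> apply_moves:
  deltas:
    - [[0,-1.5,-2],[0,0,0],90]
    - [[0,-2,-2.5],[-5,0,0],90]
    - [[0,-2,-2.5],[-7,0,0],90]
    - [[0,-2,-2],[-7,0,0],90]
    - [[0,0,0],[-7,0,0],90]

```text
t: 13.13
ee_pos: [0.541, 0.1726, 0.1148]
tcp_rot: [-0.18, 0.683, 0.686, -0.178]
ft_force: [0.4, -0.0, 1.5]
width: 0.0767
```

```bash
python3 -c "
from h import *
d,r=goal([.5,.175,.16],tool(0,104))
json.dump({k:np.array(v).tolist() for k,v in camera_model('wrist').items()},open('w16.json','w'))
save('wrist','wrist16')
save('side','side16',(190,120,330,240),5)"
```

```text
t 13.13 pos [0.541  0.1726 0.1148] z [-0.49   0.003 -0.872] x [-0.003  1.     0.005] w 0.0767 F [ 0.4 -0.   1.5]
q [-0.09  0.63 -0.27  1.29 -0.01  1.72  1.23]
delta cm [ 0.28 -5.79 -1.93] deg [-29.1  -3.8 -13.4]
```

View pics/wrist16.png

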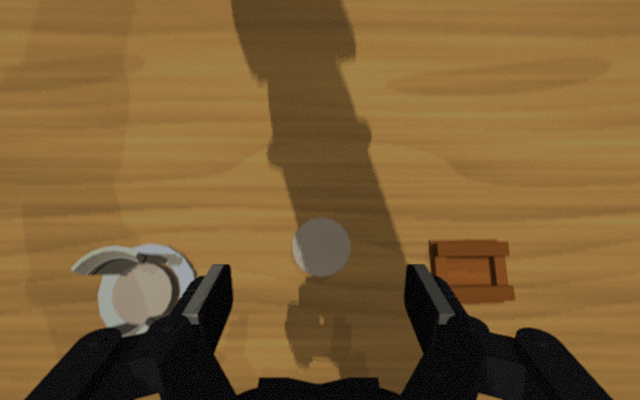

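View pics/side16.png

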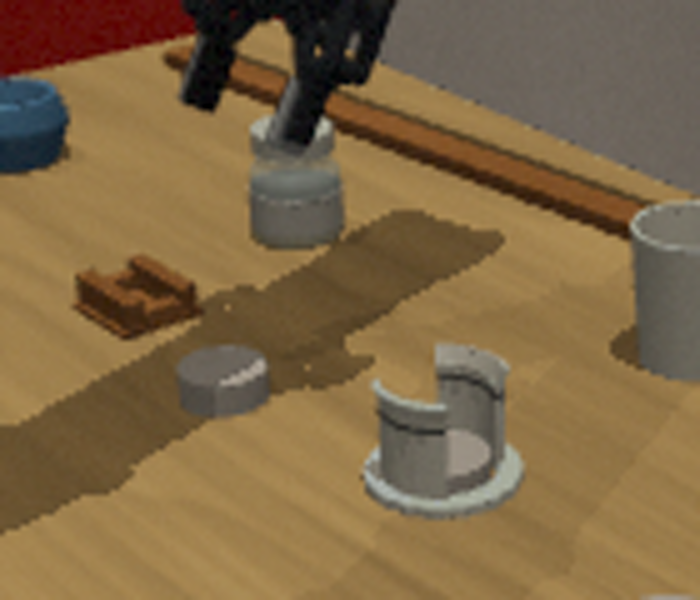

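```bash
cat > tube.py <<'E'
from h import *
def tubepts(c,yaw):
    """rim-slot vertical edges and rings"""
    out=[]
    y=np.radians(yaw);Rz=np.array([[np.cos(y),-np.sin(y)],[np.sin(y),np.cos(y)]])
    def arc(r,z,a0,a1):
        a=np.linspace(a0,a1,40);p=(Rz@np.array([r*np.cos(a),r*np.sin(a)])).T+np.array(c); return np.c_[p,np.full(40,z)]
    for r in (.0275,.036):
        h=np.arccos(.02/r) ; h=np.pi/2-np.arcsin(.02/r)
        for b in (0,np.pi):
            out.append(arc(r,.06,b-h,b+h))
    out.append(arc(.041,.006,0,2*np.pi))
    return out
def tov(raw,m,cr,sc,out,c,yaw):
    J=cv2.imread('pics/'+raw)[cr[1]:cr[3],cr[0]:cr[2]];J=cv2.resize(J,None,fx=sc,fy=sc,interpolation=cv2.INTER_CUBIC)
    for a in tubepts(c,yaw):
        p=np.array([proj(m,x) for x in a]);cv2.polylines(J,[((p-[cr[0],cr[1]])*sc+sc/2).astype(int)],False,(0,0,255),1)
    cv2.imwrite('pics/'+out,J)
def ld(f):
    w={k:np.array(v) for k,v in json.load(open(f)).items()}; w['k1']=float(w['k1']); return w
E
python3 -c "
from tube import *
w=ld('w16.json')
print(at(w,321,247.5,.02))
M=R.from_quat([.9999995,2.35e-5,-9.87e-4,4.8e-5]).as_matrix()
K=dict(ld('w16.json'));K['extrinsics']=np.array([[ 9.99999039e-01, -8.87014158e-04, -1.06504480e-03,-6.48815339e-01],[ 5.05269296e-04,  9.48822753e-01, -3.15808690e-01,4.00759906e-02],[ 1.29066552e-03,  3.15807849e-01,  9.48822289e-01,-3.80703191e-01],[0,0,0,1]])
tov('wrist0_raw.png',K,(180,80,310,200),5,'t1.png',(.576,.028),14)
tov('wrist16_raw.png',w,(60,230,210,350),5,'t2.png',(.576,.028),14)
"
```

```text
[0.53889077 0.17590635 0.02      ]
```

View pics/t1.png

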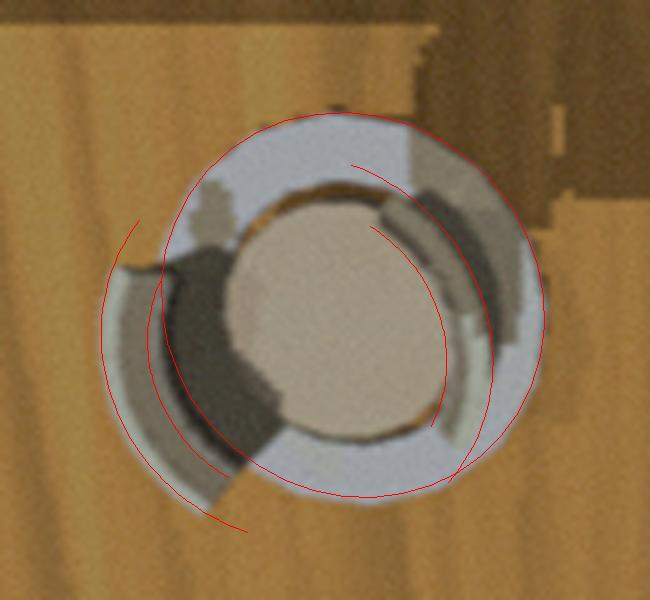

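View pics/t2.png

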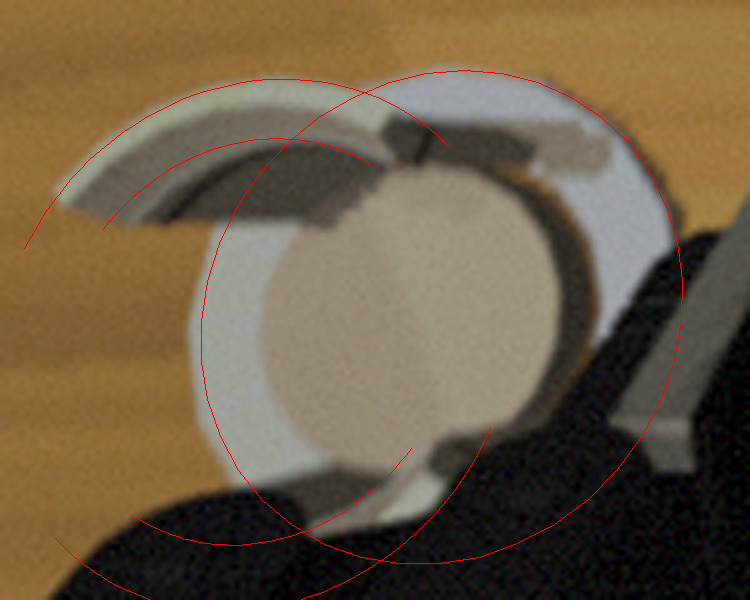

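>>> apply_moves:
  deltas:
    - [[0,-1.2,-0.5],[-7,-0.8,-3],100]
    - [[0,-1.2,0],[-7,-0.8,-3],100]
    - [[0,0,0.5],[-7,-0.8,-3],100]
    - [[0,0,0.5],[-7,-0.8,-3],100]
    - [[0,0,0],[0,0,-1.5],100]

```text
t: 13.65
ee_pos: [0.5037, 0.1685, 0.0926]
tcp_rot: [-0.036, 0.617, 0.785, -0.036]
ft_force: [-0.6, 1.0, -1.4]
width: 0.0852
```

```bash
python3 -c "
from h import *
d,r=goal([.538,.176,.10],tool(0,104))"
```

```text
t 13.65 pos [0.5037 0.1685 0.0926] z [-0.1   -0.012 -0.995] x [-0.236  0.972  0.012] w 0.0852 F [-0.6  1.  -1.4]
q [-0.06  0.25 -0.34  1.78  0.06  1.23  1.4 ]
delta cm [-0.07  3.42 -1.09] deg [-5.7 -0.7 -0.3]
```

>>> apply_moves:
  deltas:
    - [[0,1.7,0],[-3,-0.4,0],100]
    - [[0,1.7,0],[-3,-0.4,0],100]
    - [[0,0,0],[0,0,0],100]
    - [[0,0,0],[0,0,0],100]

```text
t: 13.98
ee_pos: [0.532, 0.1748, 0.0857]
tcp_rot: [-0.0, 0.617, 0.787, -0.003]
ft_force: [0.8, 0.6, -0.2]
width: 0.085
```

```bash
python3 -c "
from tube import *
d,r=goal([.538,.176,.05],tool(0,104))
w=camera_model('wrist');s=arm.observe()
json.dump({k:np.array(v).tolist() for k,v in w.items()},open('w17.json','w'))
save('wrist','wrist17')
from ov import over
over('wrist17_raw.png',w,(200,150,440,330),3.3,'o17.png',[((.5385,.1757,.01),[0,0,1],.02),((.5365,.1755,.01),[0,0,1],.02)])
"
```

```text
t 13.98 pos [0.532  0.1748 0.0857] z [-0.004 -0.004 -1.   ] x [-0.239  0.971 -0.003] w 0.0850 F [ 0.8  0.6 -0.2]
q [-0.07  0.24 -0.34  1.8   0.09  1.12  1.37]
delta cm [-0.02  0.63  3.57] deg [-0.3  0.2 -0.2]
```

View pics/o17.png

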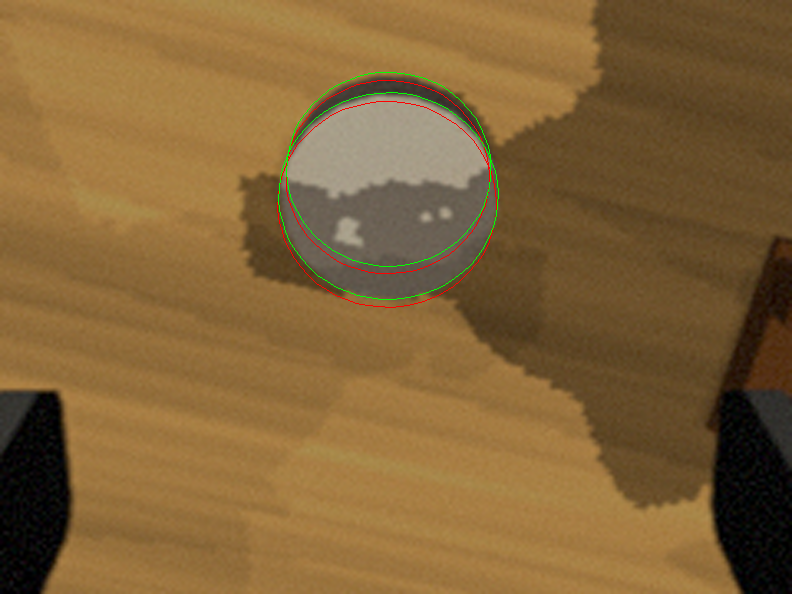

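>>> apply_moves:
  deltas:
    - [[0,0.5,1],[-0.3,0.2,-0.2],85]
    - [[0,0,2.5],[0,0,0],85]
    - [[0,0,2.5],[0,0,0],80]
    - [[0,0,2],[0,0,0],80]
    - [[0,0,0],[0,0,0],80]

```text
t: 14.45
ee_pos: [0.5402, 0.1758, 0.001]
tcp_rot: [-0.001, 0.617, 0.787, 0.0]
ft_force: [-1.2, -0.8, -0.8]
width: 0.0685
```

```bash
python3 -c "
from tube import *
d,r=goal([.537,.1755,-.033],tool(0,104))
w=camera_model('wrist')
save('wrist','wrist18')
from ov import over
over('wrist18_raw.png',w,(180,150,460,350),2.8,'o18.png',[((.537,.1755,.01),[0,0,1],.02)])
"
```

```text
t 14.45 pos [0.5402 0.1758 0.001 ] z [-0.002  0.002 -1.   ] x [-0.24   0.971  0.003] w 0.0685 F [-1.2 -0.8 -0.8]
q [-0.08  0.35 -0.33  1.85  0.13  0.96  1.35]
delta cm [ 0.04 -0.31  3.4 ] deg [-0.1 -0.2 -0.1]
```

View pics/o18.png

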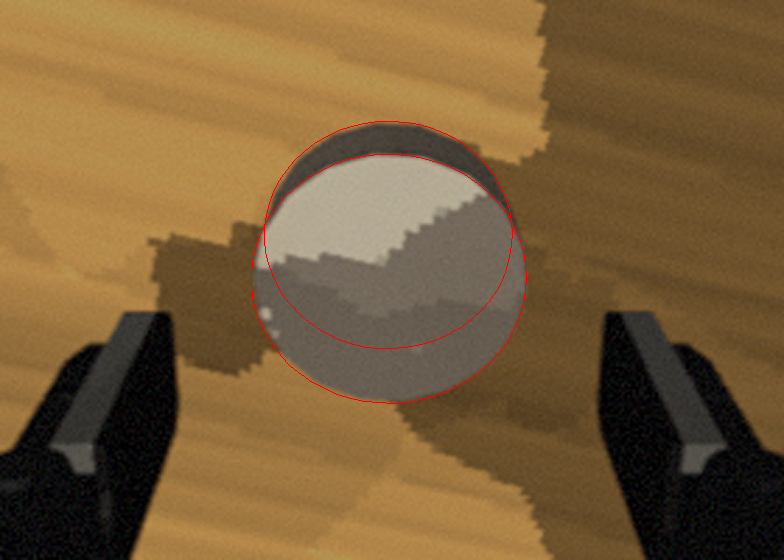

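>>> apply_moves:
  deltas:
    - [[0,-0.3,0.7],[0,0,0],80]
    - [[0,0,1],[0,0,0],80]
    - [[0,0,0.9],[0,0,0],80]
    - [[0,0,0.3],[0,0,0],80]
    - [[0,0,0],[0,0,0],75]

```text
t: 14.92
ee_pos: [0.5413, 0.1761, -0.0263]
tcp_rot: [0.0, 0.617, 0.787, 0.003]
ft_force: [0.2, -0.3, 0.6]
width: 0.0644
```

```bash
python3 -c "
from tube import *
d,r=goal([.537,.1755,-.033],tool(0,104))
save('wrist','wrist19',(180,150,460,350),2.8)
save('side','side19',(190,140,290,220),8)
"
```

```text
t 14.92 pos [ 0.5413  0.1761 -0.0263] z [ 0.004  0.005 -1.   ] x [-0.238  0.971  0.004] w 0.0644 F [ 0.2 -0.3  0.6]
q [-0.08  0.38 -0.32  1.87  0.15  0.9   1.34]
delta cm [ 0.05 -0.43  0.67] deg [ 0.3 -0.2 -0.2]
```

View pics/wrist19.png

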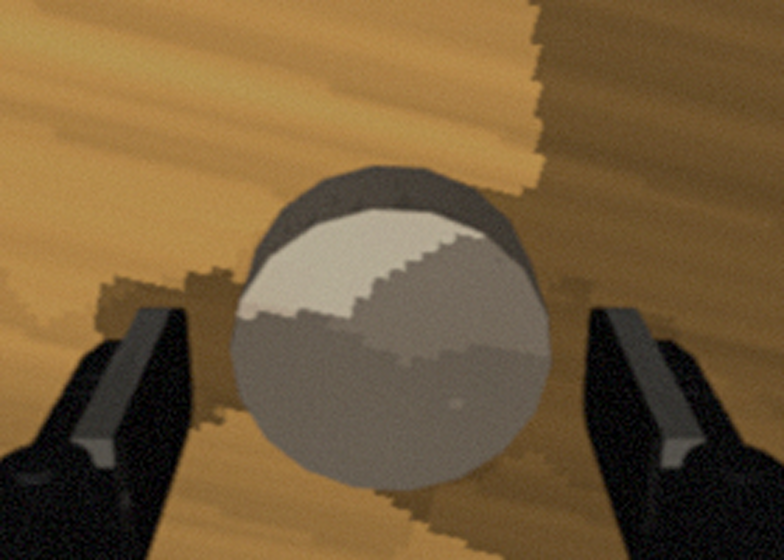

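View pics/side19.png

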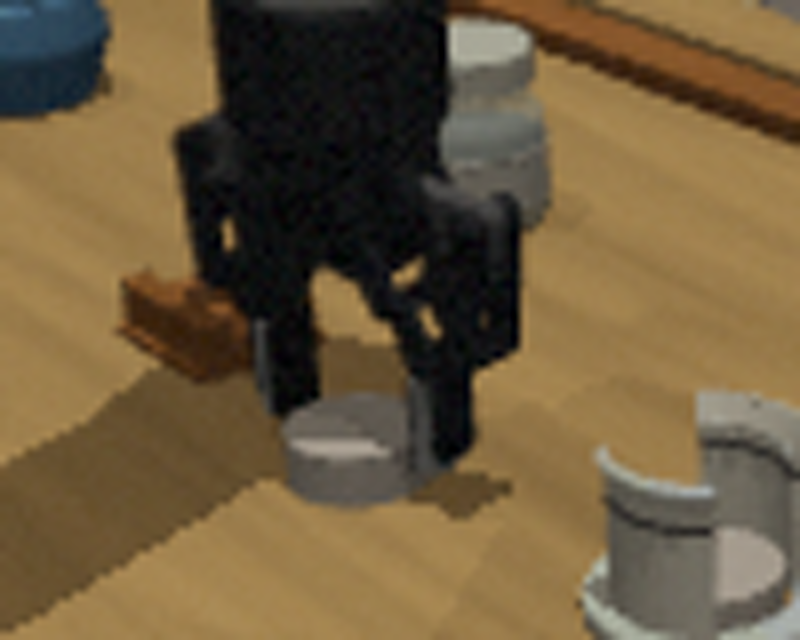

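>>> apply_moves:
  deltas:
    - [[0,-0.5,0.3],[0.3,0,0],75]
    - [[0,-0.1,0.3],[0,0,0],75]
    - [[0,0,0],[0,0,0],65]
    - [[0,0,0],[0,0,0],50]
    - [[0,0,0],[0,0,0],45]

```text
t: 15.43
ee_pos: [0.5366, 0.1754, -0.0299]
tcp_rot: [-0.0, 0.617, 0.787, 0.003]
ft_force: [0.1, -0.2, -1.0]
width: 0.048
```

>>> apply_moves:
  deltas:
    - [[0,0,0],[0,0,0],45]
    - [[0,0,0],[0,0,0],45]

```text
t: 15.6
ee_pos: [0.5366, 0.1753, -0.0299]
tcp_rot: [-0.0, 0.617, 0.787, 0.003]
ft_force: [0.5, -0.3, -0.8]
width: 0.0484
```

```bash
python3 -c "
from tube import *
d,r=goal([.537,.1755,-.033],tool(0,104))
w=camera_model('wrist')
save('wrist','wrist20')
from ov import over
s=arm.observe();M=R.from_quat(s['tcp_rot'][[1,2,3,0]]).as_matrix();C=np.array([.537,.1755,.01]);print('C in tool',M.T@(C-s['ee_pos']))
over('wrist20_raw.png',w,(180,150,460,350),2.8,'o20.png',[((.537,.1755,.01),[0,0,1],.02)])
"
```

```text
t 15.60 pos [ 0.5366  0.1753 -0.0299] z [ 0.003  0.004 -1.   ] x [-0.239  0.971  0.004] w 0.0484 F [ 0.5 -0.3 -0.8]
q [-0.08  0.38 -0.32  1.88  0.15  0.89  1.34]
delta cm [0.01 0.04 0.31] deg [ 0.2 -0.2 -0.2]
C in tool [ 0.00022834  0.00059307 -0.03988542]
```

View pics/o20.png

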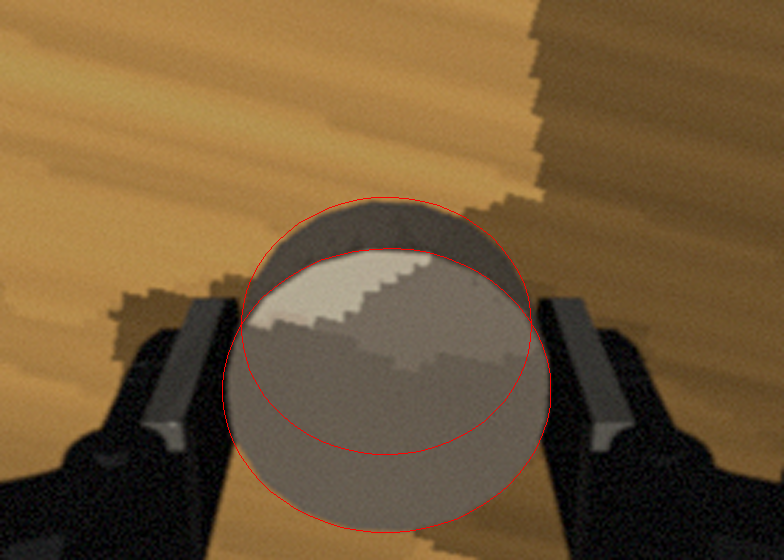

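>>> apply_moves:
  deltas:
    - [[0,0,-0.8],[0,0,0],45]
    - [[0,0,-2],[0,0,0],45]
    - [[0,0,-2.5],[0,0,0],45]
    - [[0,0,-2.5],[0,0,0],45]
    - [[-1,0,-2],[0,0,0],45]

```text
t: 16.07
ee_pos: [0.5327, 0.1659, 0.0671]
tcp_rot: [-0.005, 0.615, 0.788, -0.002]
ft_force: [-0.2, 0.1, -1.3]
width: 0.0482
```

```bash
python3 -c "
from tube import *
d,r=goal([.572,.05,.07],tool(0,104))"
```

```text
t 16.07 pos [0.5327 0.1659 0.0671] z [-0.011  0.003 -1.   ] x [-0.242  0.97   0.005] w 0.0482 F [-0.2  0.1 -1.3]
q [-0.05  0.26 -0.34  1.82  0.09  1.09  1.4 ]
delta cm [-12.19   1.    -0.37] deg [-0.6 -0.3  0. ]
```

>>> apply_moves:
  deltas:
    - [[-2.2,0.3,-0.3],[-0.3,-0.3,0],45]
    - [[-2.2,0.3,-0.2],[-0.3,0,0],45]
    - [[-1.8,0.2,0],[0,0,0],45]
    - [[-0.5,0,0],[0,0,0],45]
    - [[0,0,0],[0,0,0],45]

```text
t: 16.48
ee_pos: [0.5626, 0.1016, 0.0825]
tcp_rot: [0.005, 0.615, 0.789, 0.006]
ft_force: [-0.9, 0.8, -0.9]
width: 0.0485
```

```bash
python3 -c "
from tube import *
d,r=goal([.576,.0275,.07],tool(0,104))
w=camera_model('wrist')
json.dump({k:np.array(v).tolist() for k,v in w.items()},open('w21.json','w'))
save('wrist','wrist21')
tov('wrist21_raw.png',w,(20,130,260,330),3.3,'t21.png',(.576,.0275),14)
"
```

```text
t 16.48 pos [0.5626 0.1016 0.0825] z [ 0.015  0.002 -1.   ] x [-0.244  0.97  -0.001] w 0.0485 F [-0.9  0.8 -0.9]
q [ 0.03  0.24 -0.3   1.8   0.08  1.1   1.53]
delta cm [-7.52 -0.52  1.25] deg [0.9 0.1 0.1]
```

View pics/wrist21.png

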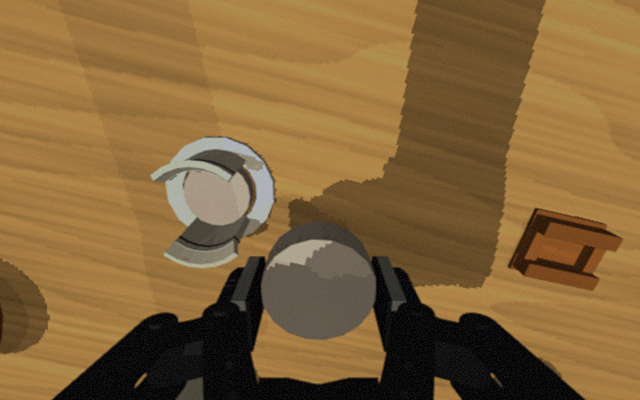

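View pics/t21.png

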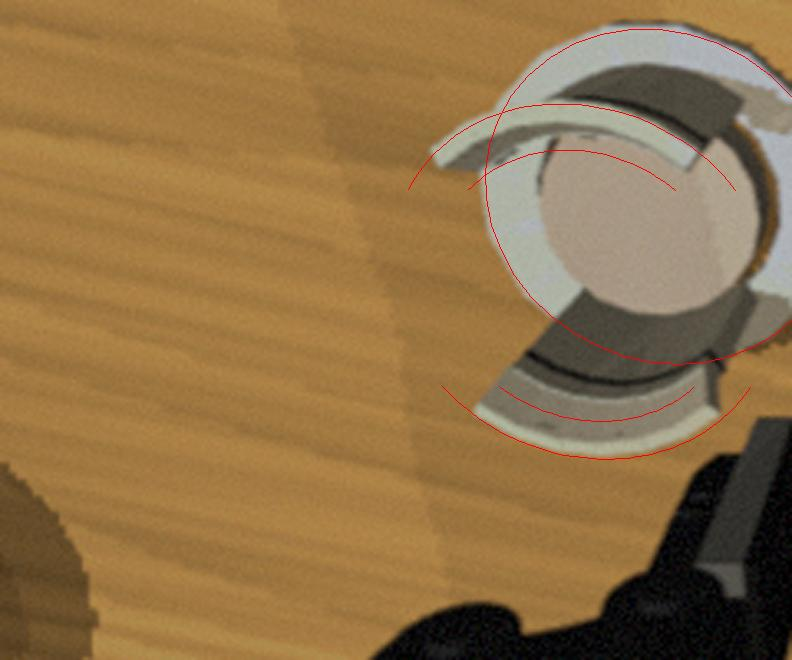

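```bash
sed -i "s/h=np.pi\/2-np.arcsin(.02\/r)/h=np.radians(42)/" tube.py; python3 -c "
from tube import *
w=ld('w21.json')
tov('wrist21_raw.png',w,(140,120,300,280),4.8,'t21.png',(.5748,.0268),16)
K=dict(w);K['extrinsics']=np.array([[ 9.99999039e-01, -8.87014158e-04, -1.06504480e-03,-6.48815339e-01],[ 5.05269296e-04,  9.48822753e-01, -3.15808690e-01,4.00759906e-02],[ 1.29066552e-03,  3.15807849e-01,  9.48822289e-01,-3.80703191e-01],[0,0,0,1]])
tov('wrist0_raw.png',K,(180,80,310,200),5,'t1.png',(.5748,.0268),16)
"
```

```text
(no output)
```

View pics/t21.png

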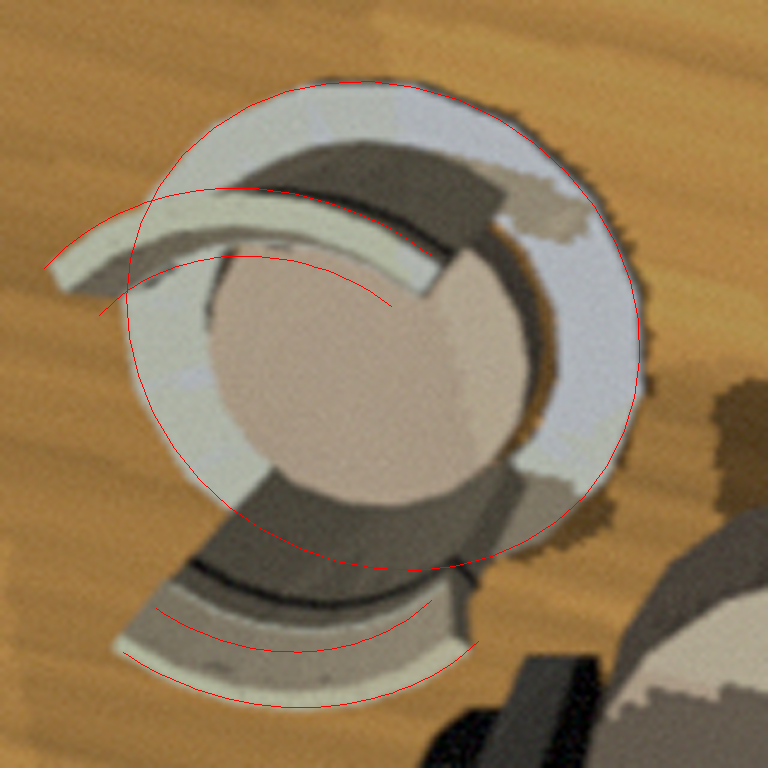

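View pics/t1.png

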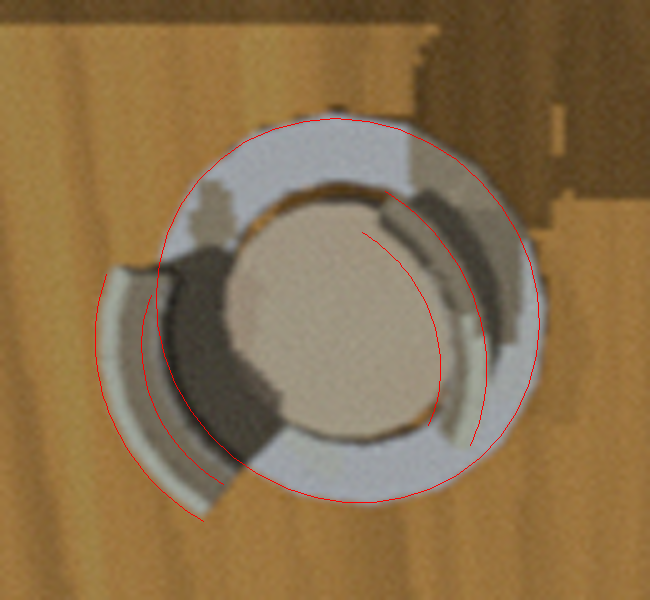

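>>> apply_moves:
  deltas:
    - [[-2,-0.1,0.3],[0.4,0,-1],45]
    - [[-2,-0.1,0.3],[0.4,0,-1],45]
    - [[-1.8,-0.1,0.3],[0,0,0],45]
    - [[-0.8,0,0],[0,0,0],45]
    - [[0,0,0],[0,0,0],45]

```text
t: 16.95
ee_pos: [0.5746, 0.0456, 0.0725]
tcp_rot: [-0.002, 0.596, 0.803, 0.001]
ft_force: [0.4, 0.2, -0.5]
width: 0.0482
```

```bash
python3 -c "
from tube import *
d,r=goal([.575,.0270,.045],tool(0,106))"
```

```text
t 16.95 pos [0.5746 0.0456 0.0725] z [-0.002  0.004 -1.   ] x [-0.29   0.957  0.004] w 0.0482 F [ 0.4  0.2 -0.5]
q [ 0.11  0.28 -0.27  1.78  0.08  1.1   1.68]
delta cm [-1.8  -0.5   2.74] deg [-0.1 -0.2  0.9]
```

>>> apply_moves:
  deltas:
    - [[-1,-0.3,0.5],[0,-0.2,0.9],45]
    - [[-0.7,-0.2,0.5],[0,0,0],45]
    - [[0,0,0],[0,0,0],45]
    - [[0,0,0],[0,0,0],45]

```text
t: 17.28
ee_pos: [0.5732, 0.0318, 0.0611]
tcp_rot: [-0.002, 0.601, 0.8, 0.0]
ft_force: [-0.2, 0.2, -0.7]
width: 0.0484
```

```bash
python3 -c "
from tube import *
d,r=goal([.575,.0270,.045],tool(0,106))
w=camera_model('wrist')
save('wrist','wrist22')
tov('wrist22_raw.png',w,(180,150,460,400),2.8,'t22.png',(.5752,.0273),16)
save('side','side22',(240,140,320,230),6)"
```

```text
t 17.28 pos [0.5732 0.0318 0.0611] z [-0.003  0.003 -1.   ] x [-0.279  0.96   0.003] w 0.0484 F [-0.2  0.2 -0.7]
q [ 0.12  0.28 -0.26  1.79  0.08  1.08  1.69]
delta cm [-0.51  0.05  1.6 ] deg [-0.1 -0.2  0.2]
```

View pics/t22.png

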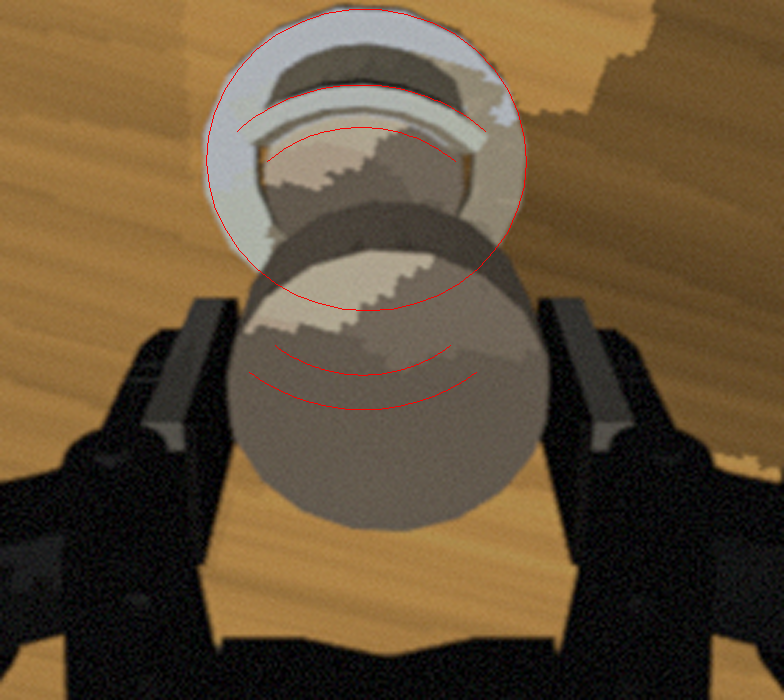

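View pics/side22.png

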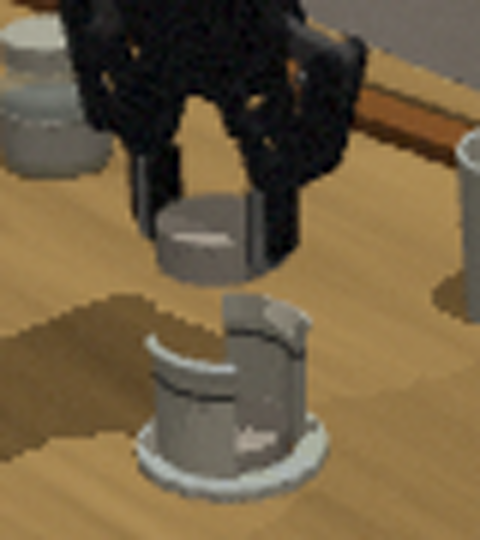

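>>> apply_moves:
  deltas:
    - [[-0.5,0.05,0.4],[0,0,0],45]
    - [[0,0,0.2],[0,0,0],45]
    - [[0,0,0],[0,0,0],45]

```text
t: 17.63
ee_pos: [0.5757, 0.0283, 0.0553]
tcp_rot: [-0.001, 0.6, 0.8, 0.001]
ft_force: [-0.2, 0.3, -0.8]
width: 0.0484
```

```bash
python3 -c "
from tube import *
d,r=goal([.575,.0270,.025],tool(0,106))
"
```

```text
t 17.63 pos [0.5757 0.0283 0.0553] z [-0.001  0.003 -1.   ] x [-0.281  0.96   0.003] w 0.0484 F [-0.2  0.3 -0.8]
q [ 0.13  0.29 -0.25  1.79  0.08  1.07  1.7 ]
delta cm [-0.12 -0.1   3.03] deg [-0.  -0.2  0.3]
```

>>> apply_moves:
  deltas:
    - [[-0.15,-0.1,0.6],[0,0,0.3],45]
    - [[0,0,0.6],[0,0,0],45]
    - [[0,0,0],[0,0,0],45]

```text
t: 17.88
ee_pos: [0.5753, 0.0267, 0.0423]
tcp_rot: [-0.001, 0.602, 0.799, 0.001]
ft_force: [-0.4, 0.1, -1.0]
width: 0.0482
```

```bash
python3 -c "
from tube import *
d,r=goal([.575,.0270,.025],tool(0,106))
w=camera_model('wrist')
save('wrist','wrist23',(180,150,460,400),2.8)
save('side','side23',(240,140,320,230),6)"
```

```text
t 17.88 pos [0.5753 0.0267 0.0423] z [-0.001  0.003 -1.   ] x [-0.275  0.961  0.003] w 0.0482 F [-0.4  0.1 -1. ]
q [ 0.13  0.3  -0.25  1.81  0.08  1.04  1.69]
delta cm [ 0.03 -0.02  1.73] deg [-0.  -0.2 -0. ]
```

View pics/wrist23.png

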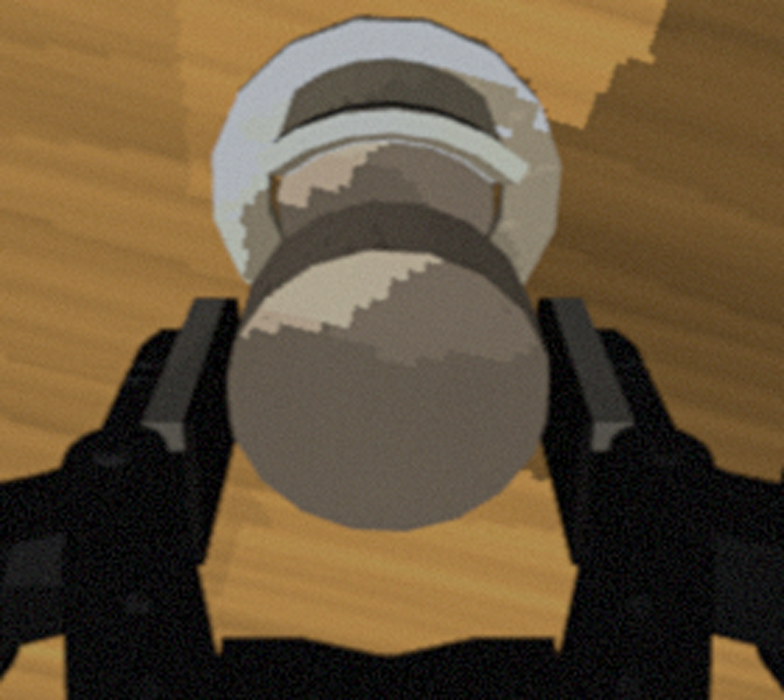

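View pics/side23.png

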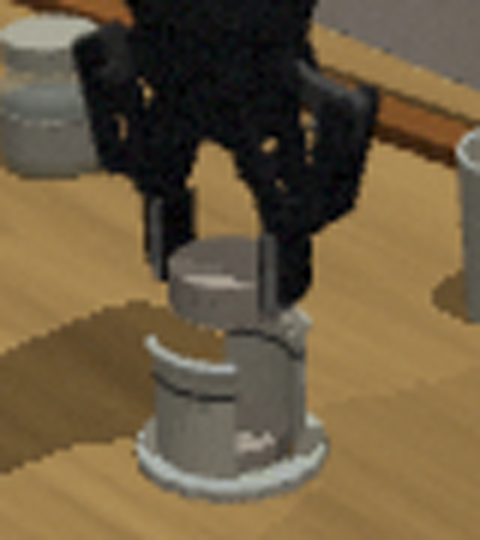

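>>> apply_moves:
  deltas:
    - [[0,-0.08,0.5],[0,0,0],45]
    - [[0,0,0.5],[0,0,0],45]
    - [[0,0,0],[0,0,0],45]

```text
t: 18.23
ee_pos: [0.5755, 0.0266, 0.0327]
tcp_rot: [-0.001, 0.602, 0.799, 0.002]
ft_force: [0.0, 1.0, -1.1]
width: 0.0485
```

```bash
python3 -c "
from tube import *
d,r=goal([.5746,.0270,-.01],tool(0,106))
save('wrist','wrist24',(180,150,460,400),2.8)
save('side','side24',(240,140,320,230),6)"
```

```text
t 18.23 pos [0.5755 0.0266 0.0327] z [ 0.001  0.003 -1.   ] x [-0.276  0.961  0.003] w 0.0485 F [ 0.   1.  -1.1]
q [ 0.13  0.31 -0.25  1.82  0.09  1.02  1.69]
delta cm [ 0.05 -0.08  4.27] deg [ 0.1 -0.2 -0. ]
```

View pics/wrist24.png

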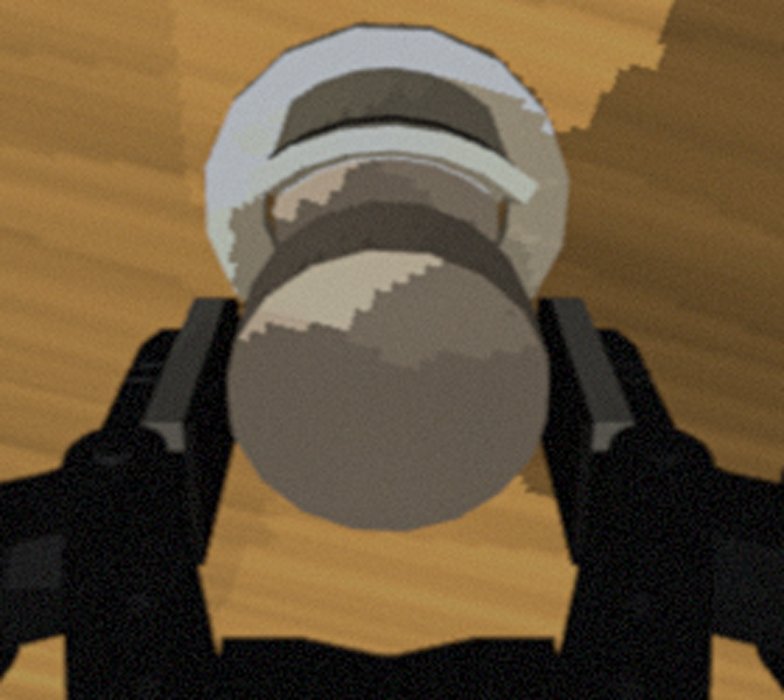

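View pics/side24.png

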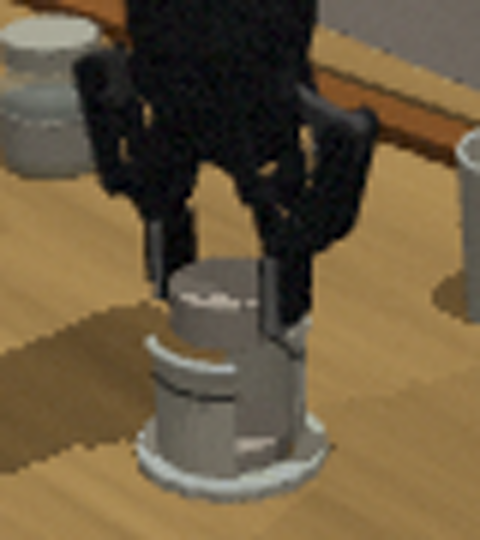

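```bash
cat > ins.py <<'E'
from tube import *
from ov import rim
import sys
raw=sys.argv[1]; s=arm.observe(); w=camera_model('wrist')
M=R.from_quat(s['tcp_rot'][[1,2,3,0]]).as_matrix()
off=[float(a) for a in sys.argv[2].split(',')]; th=float(sys.argv[3]); tc=[float(a) for a in sys.argv[4].split(',')]
cr=(180,150,460,400);sc=2.8
C=s['ee_pos']+M@off; print('C',C)
tov(raw+'_raw.png',w,cr,sc,raw+'i.png',tc,16)
J=cv2.imread('pics/'+raw+'i.png')
for z in (C[2]+th/2,C[2]-th/2):
    p=np.array([proj(w,x) for x in rim([C[0],C[1],z],[0,0,1])]);cv2.polylines(J,[((p-cr[:2])*sc+sc/2).astype(int)],True,(0,255,0),1)
cv2.imwrite('pics/'+raw+'i.png',J)
E
python3 ins.py wrist24 0.0002,0.0006,-.040 .02 .5752,.0273
```

```text
C [0.57631216 0.02690424 0.07344519]
```

View pics/wrist24i.png

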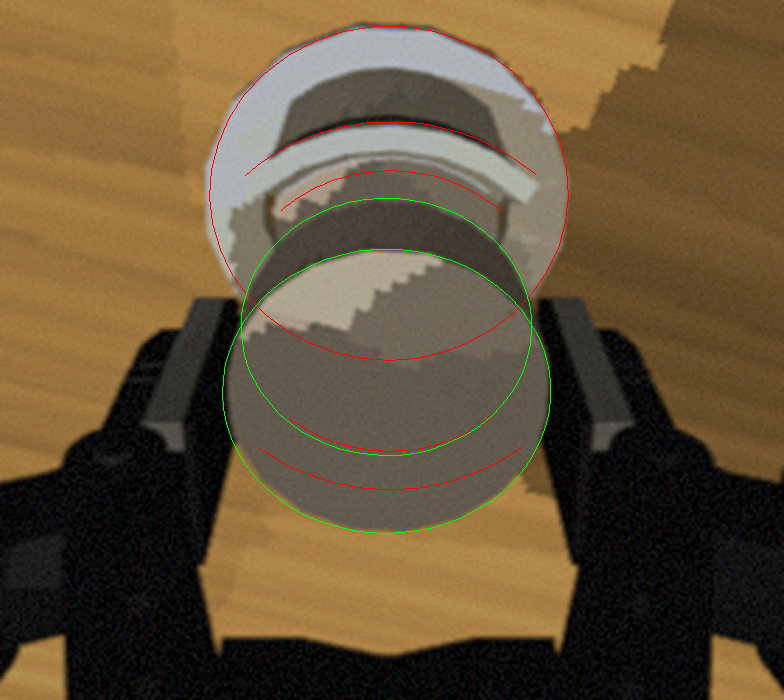

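>>> apply_moves:
  deltas:
    - [[0,-0.25,-0.1],[0,0,0],45]
    - [[0,0,0],[0,0,0],45]

```text
t: 18.5
ee_pos: [0.5734, 0.026, 0.0346]
tcp_rot: [-0.0, 0.602, 0.799, 0.002]
ft_force: [-0.1, -0.1, -0.9]
width: 0.0484
```

```bash
python3 -c "
from tube import *
d,r=goal([.5737,.0270,-.01],tool(0,106))
save('wrist','wrist25')"; python3 ins.py wrist25 0.0002,0.0006,-.040 .02 .5752,.0273
```

```text
t 18.50 pos [0.5734 0.026  0.0346] z [ 0.002  0.003 -1.   ] x [-0.276  0.961  0.003] w 0.0484 F [-0.1 -0.1 -0.9]
q [ 0.13  0.31 -0.25  1.82  0.08  1.02  1.69]
delta cm [0.08 0.04 4.46] deg [ 0.2 -0.2  0. ]
C [0.57415106 0.02632522 0.07467722]
```

View pics/wrist25i.png

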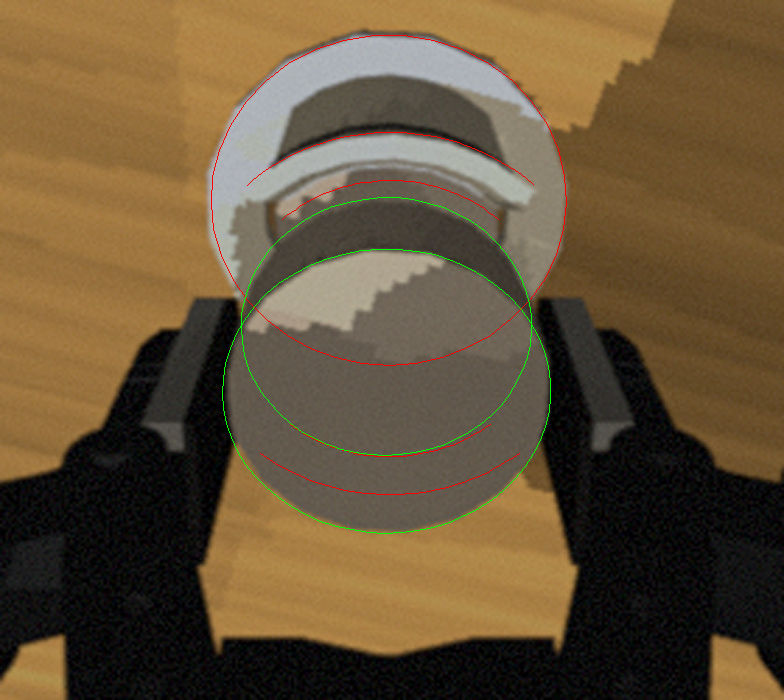

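>>> apply_moves:
  deltas:
    - [[0.04,-0.04,0.5],[0,0,0],45]
    - [[0,-0.04,0.5],[0,0,0],45]
    - [[0,0,0],[0,0,0],45]

```text
t: 18.8
ee_pos: [0.5734, 0.0263, 0.0246]
tcp_rot: [0.001, 0.602, 0.799, 0.003]
ft_force: [-0.2, -0.3, -0.7]
width: 0.0483
```

```bash
python3 -c "
from tube import *
d,r=goal([.5737,.0267,-.01],tool(0,106))
save('wrist','wrist26')
save('side','side26',(240,140,320,230),6)"; python3 ins.py wrist26 0.0002,0.0006,-.040 .02 .5752,.0273
```

```text
t 18.80 pos [0.5734 0.0263 0.0246] z [ 0.004  0.003 -1.   ] x [-0.276  0.961  0.002] w 0.0483 F [-0.2 -0.3 -0.7]
q [ 0.13  0.32 -0.25  1.83  0.09  1.    1.69]
delta cm [0.02 0.02 3.46] deg [ 0.3 -0.1  0. ]
C [0.57412704 0.02656636 0.06520584]
```

View pics/wrist26i.png

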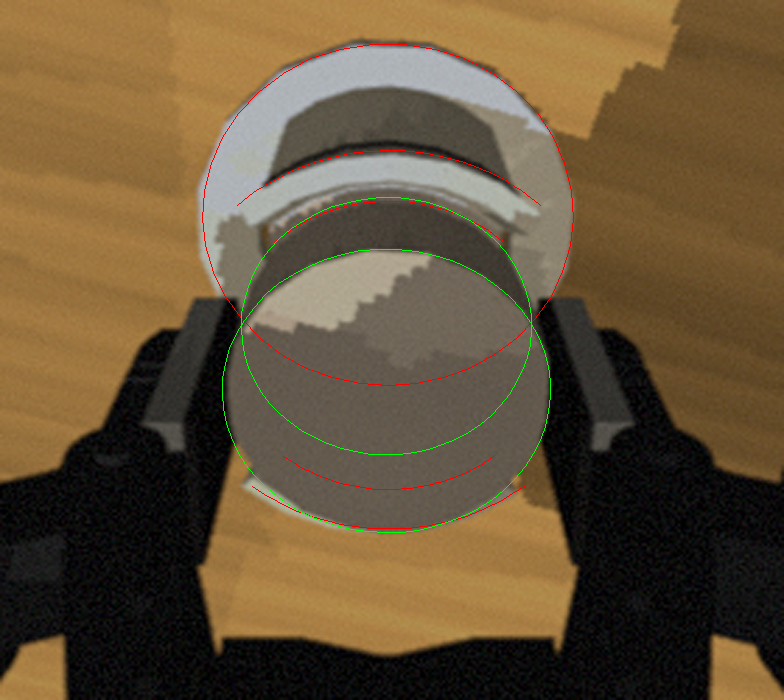

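View pics/side26.png

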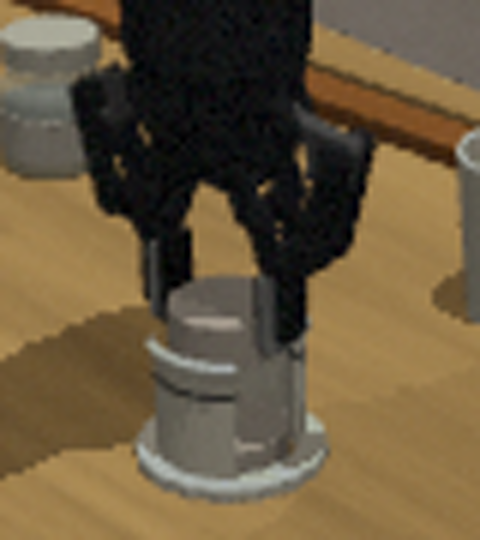

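>>> apply_moves:
  deltas:
    - [[0.02,-0.02,0.6],[0,0,0],45]
    - [[0,-0.04,0.7],[0,0,0],45]
    - [[0,-0.04,0.7],[0,0,0],45]
    - [[0,-0.03,0.5],[0,0,0],45]
    - [[0,0,0],[0,0,0],45]

```text
t: 19.32
ee_pos: [0.5727, 0.0263, -0.0024]
tcp_rot: [0.001, 0.602, 0.799, 0.003]
ft_force: [0.3, 0.0, -0.6]
width: 0.0485
```

```bash
python3 -c "
from tube import *
d,r=goal([.5737,.0267,-.015],tool(0,106))
save('wrist','wrist27')
save('side','side27',(240,140,320,230),6)"; python3 ins.py wrist27 0.0002,0.0006,-.040 .02 .5752,.0273
```

```text
t 19.32 pos [ 0.5727  0.0263 -0.0024] z [ 0.005  0.004 -1.   ] x [-0.276  0.961  0.002] w 0.0485 F [ 0.3  0.  -0.6]
q [ 0.12  0.35 -0.25  1.85  0.1   0.95  1.68]
delta cm [0.01 0.1  1.26] deg [ 0.3 -0.1 -0. ]
C [0.57362344 0.02660835 0.03860012]
```

View pics/wrist27i.png

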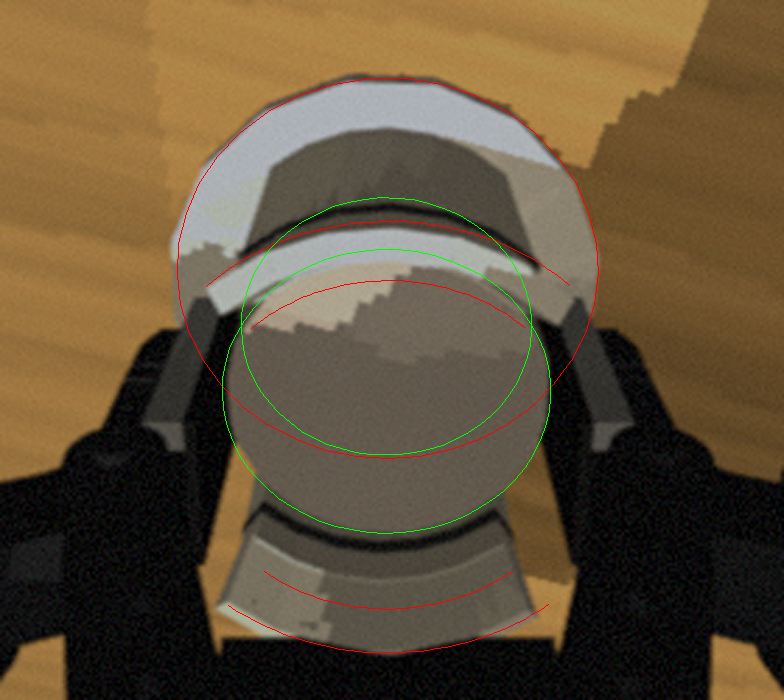

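View pics/side27.png

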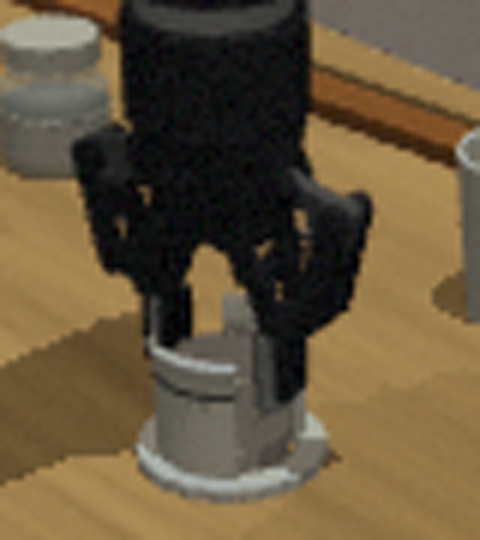

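>>> apply_moves:
  deltas:
    - [[0,0.06,0.5],[0,0,0],45]
    - [[0,0,0.5],[0,0,0],45]
    - [[0,0,0],[0,0,0],45]

```text
t: 19.67
ee_pos: [0.575, 0.0267, -0.0115]
tcp_rot: [0.002, 0.602, 0.799, 0.004]
ft_force: [-0.8, -1.0, -1.1]
width: 0.0486
```

>>> apply_moves:
  deltas:
    - [[0,0,0.2],[0,0,0],45]
    - [[0,0,0],[0,0,0],45]

```text
t: 19.83
ee_pos: [0.5749, 0.0267, -0.0139]
tcp_rot: [0.002, 0.602, 0.799, 0.004]
ft_force: [-1.1, 0.1, -0.5]
width: 0.0486
```

>>> apply_moves:
  deltas:
    - [[0,0,0.2],[0,0,0],45]
    - [[0,0,0],[0,0,0],45]

```text
t: 20.0
ee_pos: [0.576, 0.0268, -0.0148]
tcp_rot: [0.003, 0.602, 0.799, 0.004]
ft_force: [0.3, 0.1, -0.9]
width: 0.0483
```

>>> apply_moves:
  deltas:
    - [[0,-0.1,0.2],[-0.3,0,0],45]
    - [[0,0,0],[0,0,0],45]

```text
t: 20.17
ee_pos: [0.5772, 0.0271, -0.0146]
tcp_rot: [0.006, 0.602, 0.799, 0.008]
ft_force: [0.5, -0.5, -2.3]
width: 0.0482
```

>>> apply_moves:
  deltas:
    - [[0,0,0.2],[0,0,0],45]
    - [[0,0,0],[0,0,0],45]

```text
t: 20.33
ee_pos: [0.5781, 0.0272, -0.0147]
tcp_rot: [0.007, 0.602, 0.799, 0.009]
ft_force: [-1.1, 0.1, -0.5]
width: 0.0482
```

```bash
python3 -c "
from tube import *
d,r=goal([.5745,.0267,-.02],tool(0,106))
save('wrist','wrist28',(180,150,460,400),2.8)
save('side','side28',(240,140,320,230),6)"
```

```text
t 20.33 pos [ 0.5781  0.0272 -0.0147] z [ 0.021  0.006 -1.   ] x [-0.275  0.961 -0.   ] w 0.0482 F [-1.1  0.1 -0.5]
q [ 0.12  0.37 -0.24  1.86  0.11  0.91  1.68]
delta cm [ 0.05 -0.37  0.52] deg [ 1.3  0.  -0. ]
```

View pics/wrist28.png

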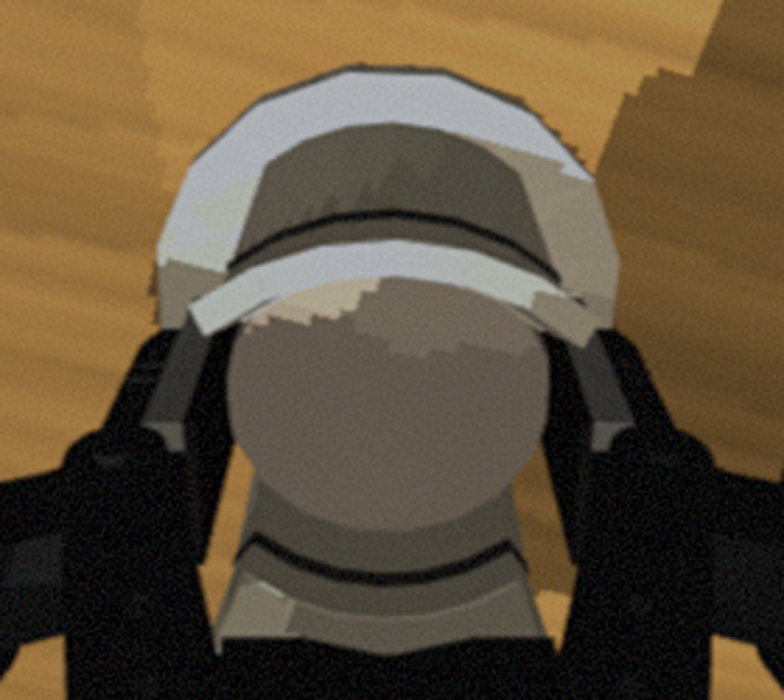

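View pics/side28.png

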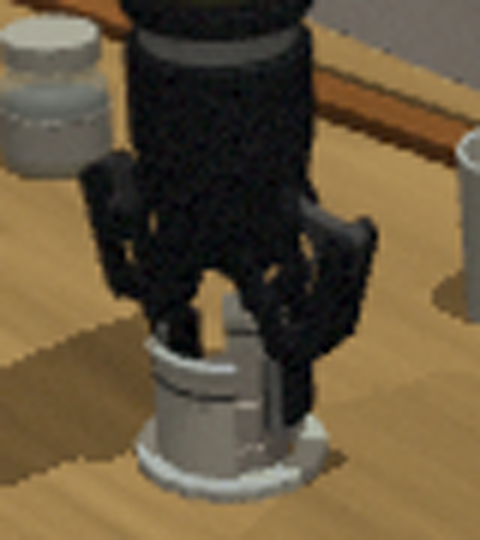

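>>> apply_moves:
  deltas:
    - [[0,-0.3,-0.03],[1.2,0,0],45]
    - [[0,0,0],[0,0,0],45]

```text
t: 20.6
ee_pos: [0.5751, 0.0263, -0.015]
tcp_rot: [0.0, 0.602, 0.799, -0.0]
ft_force: [-1.0, -0.9, 2.4]
width: 0.0486
```

>>> apply_moves:
  deltas:
    - [[0,0,0],[0,0,0],58]
    - [[0,0,0],[0,0,0],65]
    - [[0,0,0],[0,0,0],75]
    - [[0,0,0],[0,0,0],75]

```text
t: 20.93
ee_pos: [0.5746, 0.0262, -0.0163]
tcp_rot: [-0.001, 0.602, 0.799, -0.001]
ft_force: [-0.8, 0.6, 0.3]
width: 0.064
```

```bash
python3 -c "
from tube import *
d,r=goal([.5745,.0267,-.02],tool(0,106))
save('wrist','wrist29',(180,150,460,400),2.8)
save('side','side29',(240,140,320,230),6)"
```

```text
t 20.93 pos [ 0.5746  0.0262 -0.0163] z [-0.002 -0.001 -1.   ] x [-0.276  0.961  0.   ] w 0.0640 F [-0.8  0.6  0.3]
q [ 0.11  0.38 -0.24  1.85  0.11  0.93  1.67]
delta cm [0.05 0.   0.37] deg [-0.1 -0.  -0. ]
```

View pics/wrist29.png

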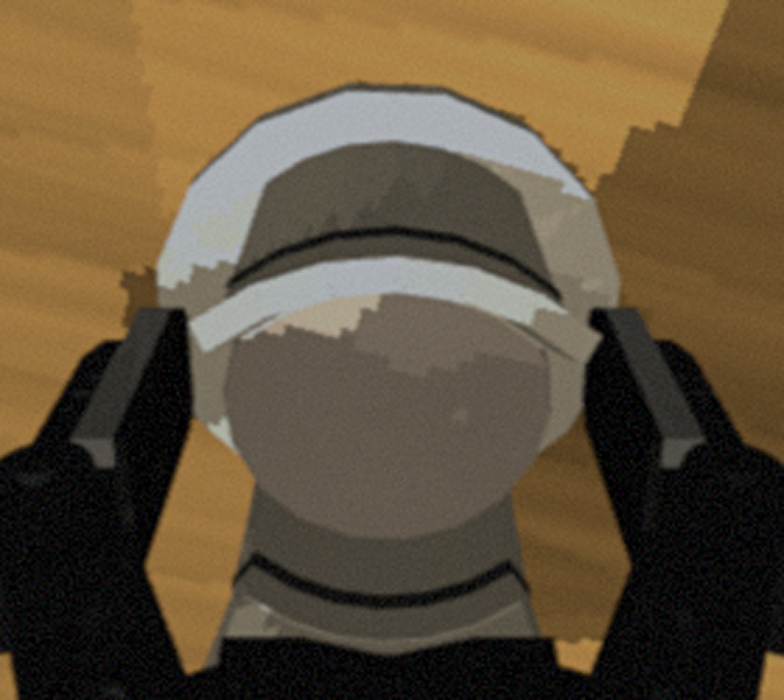

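View pics/side29.png

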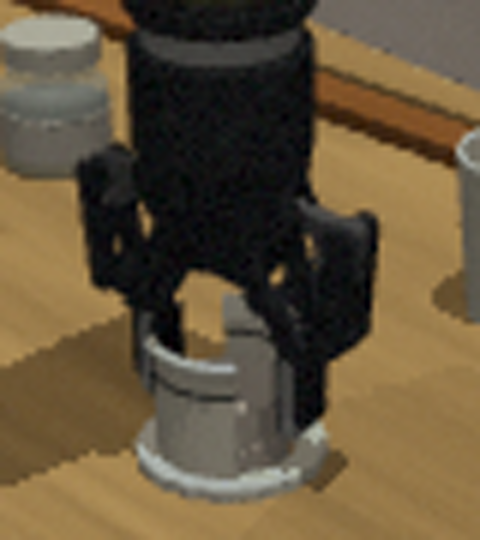

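>>> apply_moves:
  deltas:
    - [[0,0,-1.5],[0,0,0],75]
    - [[0,0,-2.5],[0,0,0],75]
    - [[0,0,-3],[0,0,0],75]
    - [[0,0,-3.5],[0,0,0],75]
    - [[0,0,-3],[0,0,0],90]

```text
t: 21.45
ee_pos: [0.5674, 0.0257, 0.1141]
tcp_rot: [-0.008, 0.602, 0.799, -0.007]
ft_force: [0.6, 0.3, -0.5]
width: 0.074
```

```bash
python3 -c "
from tube import *
d=camera_model('side')
P=at(d,190+555/3.4,150+462/3.4,.01);print(P)
goal([P[0],P[1],.14],tool(0,106))
save('wrist','wrist30')
save('side','side30',(240,140,320,230),6)
save('scene','scene30')"
```

```text
[ 0.5110813  -0.29705375  0.01      ]
t 21.45 pos [0.5674 0.0257 0.1141] z [-0.021 -0.001 -1.   ] x [-0.276  0.961  0.005] w 0.0740 F [ 0.6  0.3 -0.5]
q [ 0.13  0.23 -0.26  1.74  0.06  1.2   1.71]
delta cm [-29.45 -14.37  -2.45] deg [-1.2 -0.3  0. ]
```

View pics/wrist30.png

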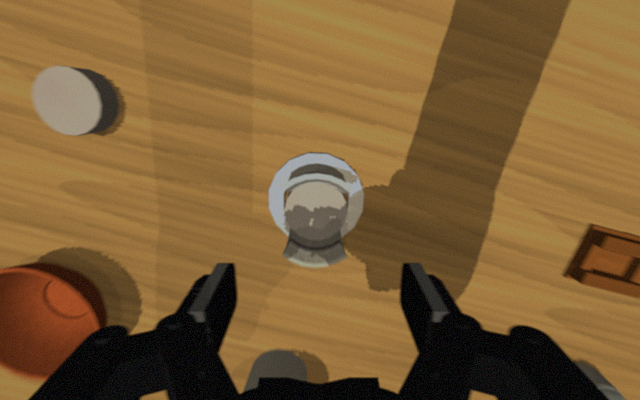

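View pics/side30.png

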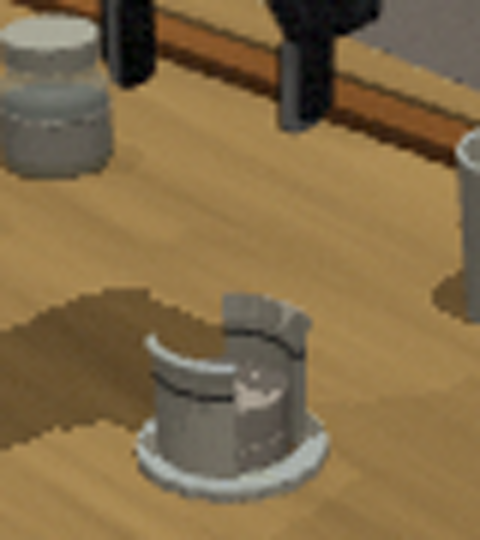

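>>> apply_moves:
  deltas:
    - [[-3,-1.5,-1],[-0.3,0,0],100]
    - [[-3.5,-1.7,-0.5],[-0.3,0,0],100]
    - [[-3.5,-1.7,0],[-0.3,0,0],100]
    - [[-3.5,-1.7,0],[-0.3,0,0],100]
    - [[-3.5,-1.7,0],[0,0,0],100]

```text
t: 22.02
ee_pos: [0.5368, -0.1523, 0.1255]
tcp_rot: [-0.003, 0.592, 0.806, 0.006]
ft_force: [0.4, -0.8, -0.0]
width: 0.0854
```

>>> apply_moves:
  deltas:
    - [[-3.5,-1.7,0],[0,0,0],100]
    - [[-3,-1.5,0],[0,0,0],100]
    - [[-2,-1,0],[0,0,0],100]
    - [[0,0,0],[0,0,0],100]

```text
t: 22.35
ee_pos: [0.5129, -0.2608, 0.1183]
tcp_rot: [-0.006, 0.598, 0.802, 0.002]
ft_force: [-0.3, -0.6, 0.3]
width: 0.0854
```

```bash
python3 -c "
from tube import *
goal([.511,-.297,.1],tool(0,106))
w=camera_model('wrist')
json.dump({k:np.array(v).tolist() for k,v in w.items()},open('w31.json','w'))
print(np.round(proj(w,(.511,-.297,.01)),1))
save('wrist','wrist31')"
```

```text
t 22.35 pos [ 0.5129 -0.2608  0.1183] z [-0.008  0.01  -1.   ] x [-0.285  0.958  0.012] w 0.0854 F [-0.3 -0.6  0.3]
q [ 0.48  0.23 -0.06  1.73  0.01  1.19  2.28]
delta cm [-3.44 -1.2   1.8 ] deg [-0.3 -0.7  0.6]
[276.1 175. ]
```

View pics/wrist31.png

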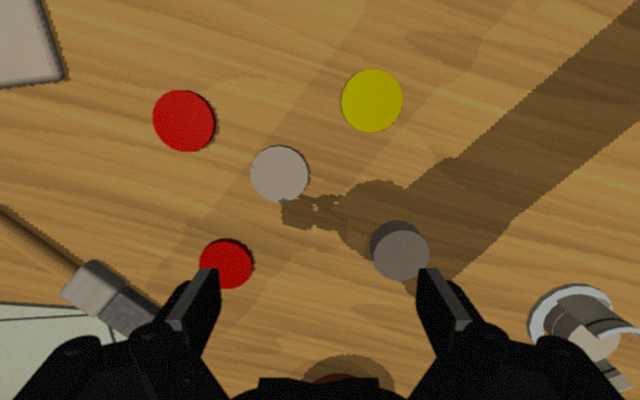

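```bash
python3 -c "
from tube import *
w=ld('w31.json')
P=at(w,279.5,173,.01);print(P)
goal([P[0],P[1],.03],tool(0,106))"
```

```text
[ 0.50848747 -0.29468525  0.01      ]
t 22.40 pos [ 0.5132 -0.2584  0.118 ] z [-0.008  0.012 -1.   ] x [-0.286  0.958  0.013] w 0.0855 F [-0.4  0.2 -1.3]
q [ 0.48  0.23 -0.06  1.73  0.01  1.19  2.28]
delta cm [-3.46 -1.45  8.76] deg [-0.3 -0.8  0.6]
```

>>> apply_moves:
  deltas:
    - [[-1.8,-0.8,0],[0,-0.4,0.3],100]
    - [[-1.6,-0.7,0.5],[0,-0.4,0.3],90]
    - [[0,0,2],[0,0,0],85]
    - [[0,0,2.2],[0,0,0],80]
    - [[0,0,2],[0,0,0],80]

```text
t: 22.82
ee_pos: [0.5119, -0.2944, 0.0492]
tcp_rot: [0.002, 0.599, 0.8, -0.001]
ft_force: [-0.1, -1.0, -0.7]
width: 0.0679
```

>>> apply_moves:
  deltas:
    - [[0,0,1],[0,0,0],80]
    - [[0,0,0],[0,0,0],80]

```text
t: 22.98
ee_pos: [0.509, -0.291, 0.0328]
tcp_rot: [-0.003, 0.598, 0.801, -0.001]
ft_force: [0.0, 0.3, 0.1]
width: 0.0682
```

```bash
python3 -c "
from tube import *
from ov import over
goal([.5085,-.2947,-.036],tool(0,106))
w=camera_model('wrist')
save('wrist','wrist32')
over('wrist32_raw.png',w,(180,150,460,350),2.8,'o32.png',[((.5085,-.2947,.005),[0,0,1],.01)])"
```

```text
t 22.98 pos [ 0.509  -0.291   0.0328] z [-0.006  0.002 -1.   ] x [-0.284  0.959  0.004] w 0.0682 F [0.  0.3 0.1]
q [ 0.51  0.33 -0.04  1.79  0.02  1.03  2.32]
delta cm [-0.37 -0.12  6.88] deg [-0.3 -0.2  0.5]
```

View pics/o32.png

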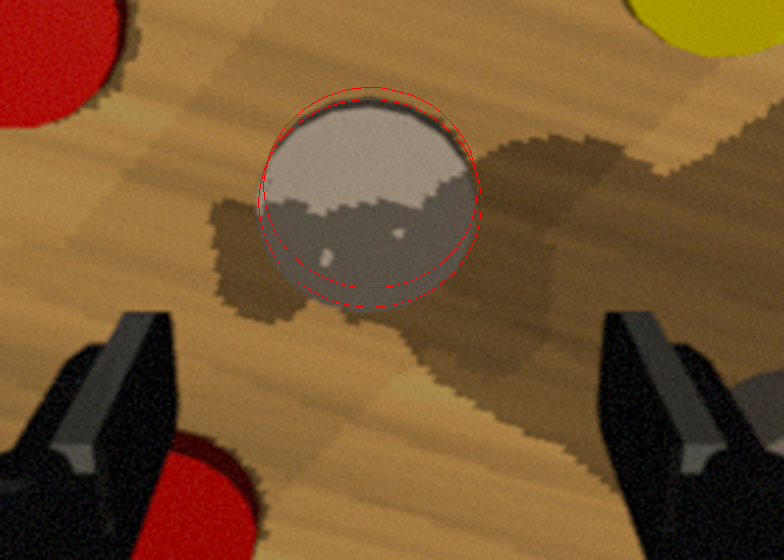

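>>> apply_moves:
  deltas:
    - [[-0.35,-0.05,1],[-0.2,0,0.4],80]
    - [[0,0,1.5],[0,0,0],80]
    - [[0,0,1.5],[0,0,0],80]
    - [[0,0,1],[0,0,0],80]
    - [[0,0,0],[0,0,0],77]

```text
t: 23.45
ee_pos: [0.515, -0.2957, -0.0146]
tcp_rot: [0.003, 0.601, 0.8, 0.002]
ft_force: [-0.3, 0.1, -0.1]
width: 0.0658
```

```bash
python3 -c "
from tube import *
from ov import over
goal([.5092,-.2945,-.034],tool(0,106))
w=camera_model('wrist')
save('wrist','wrist33')
over('wrist33_raw.png',w,(180,150,460,350),2.8,'o33.png',[((.5097,-.2944,.005),[0,0,1],.01)])"
```

```text
t 23.45 pos [ 0.515  -0.2957 -0.0146] z [ 0.007 -0.001 -1.   ] x [-0.279  0.96  -0.003] w 0.0658 F [-0.3  0.1 -0.1]
q [ 0.51  0.39 -0.04  1.82  0.01  0.93  2.32]
delta cm [ 0.28 -0.53  1.93] deg [0.4 0.2 0.2]
```

View pics/o33.png

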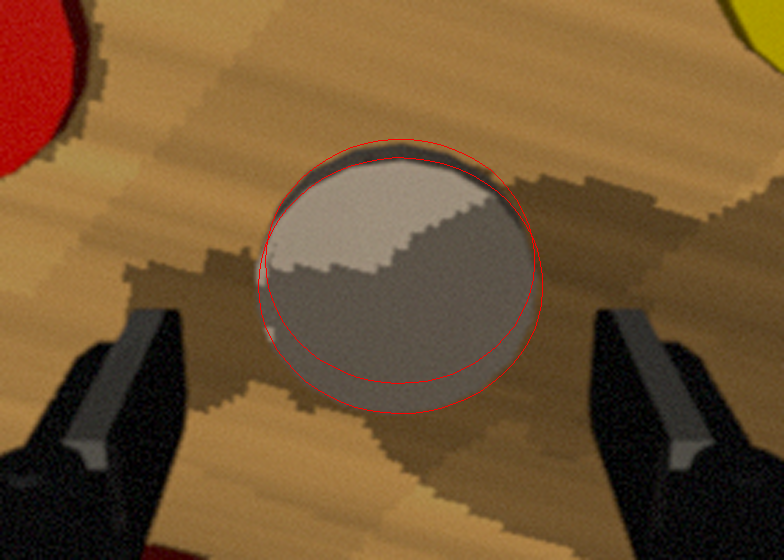

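>>> apply_moves:
  deltas:
    - [[0.2,-0.6,0.5],[0.3,0.2,0],78]
    - [[0,-0.1,0.6],[0,0,0],78]
    - [[0,0,0.5],[0,0,0],78]
    - [[0,0,0],[0,0,0],78]

```text
t: 23.83
ee_pos: [0.5097, -0.2974, -0.0281]
tcp_rot: [0.003, 0.601, 0.8, 0.001]
ft_force: [0.2, 0.7, -0.5]
width: 0.0667
```

```bash
python3 -c "
from tube import *
goal([.5092,-.2947,-.034],tool(0,106))
save('side','side34',(300,230,420,340),6)"
```

```text
t 23.83 pos [ 0.5097 -0.2974 -0.0281] z [ 0.006 -0.002 -1.   ] x [-0.278  0.96  -0.004] w 0.0667 F [ 0.2  0.7 -0.5]
q [ 0.51  0.4  -0.04  1.83  0.02  0.9   2.32]
delta cm [0.28 0.02 0.59] deg [0.3 0.2 0.2]
```

View pics/side34.png

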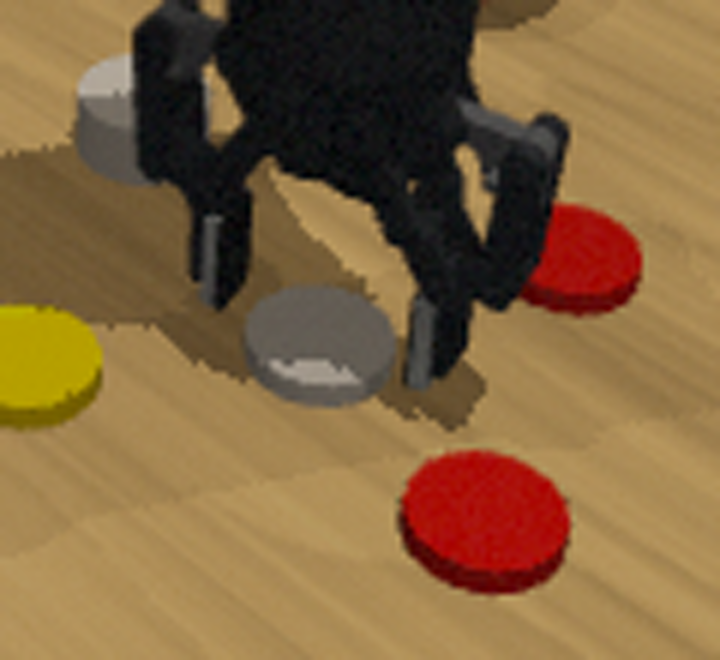

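>>> apply_moves:
  deltas:
    - [[0.28,0,0.3],[0.3,0.2,0],75]
    - [[0,0,0.3],[0,0,0],75]
    - [[0,0,0],[0,0,0],65]
    - [[0,0,0],[0,0,0],60]

```text
t: 24.22
ee_pos: [0.5102, -0.295, -0.0333]
tcp_rot: [0.001, 0.601, 0.8, 0.0]
ft_force: [-0.8, 0.2, 0.3]
width: 0.0512
```

```bash
python3 -c "
from tube import *
goal([.5092,-.2947,-.034],tool(0,106))
save('side','side35',(300,230,420,340),6)"
```

```text
t 24.22 pos [ 0.5102 -0.295  -0.0333] z [ 0.002 -0.001 -1.   ] x [-0.279  0.96  -0.001] w 0.0512 F [-0.8  0.2  0.3]
q [ 0.51  0.41 -0.04  1.83  0.02  0.9   2.32]
delta cm [ 0.05 -0.09  0.07] deg [0.1 0.1 0.2]
```

View pics/side35.png

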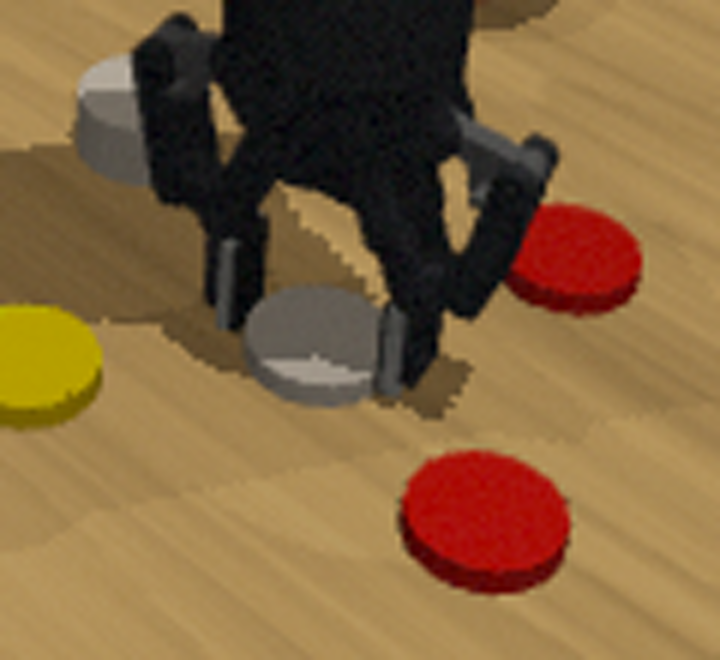

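>>> apply_moves:
  deltas:
    - [[0,-0.08,0.15],[0,0,0],60]
    - [[0,0,0],[0,0,0],45]
    - [[0,0,0],[0,0,0],45]
    - [[0,0,0],[0,0,0],45]

```text
t: 24.6
ee_pos: [0.5101, -0.2956, -0.0341]
tcp_rot: [0.002, 0.601, 0.8, 0.0]
ft_force: [0.1, 0.1, -0.1]
width: 0.0478
```

```bash
python3 -c "
from tube import *
goal([.5092,-.2947,-.034],tool(0,106))
save('wrist','wrist36')";python3 ins.py wrist36 0,0.0005,-.0400 .01 .5097,-.2947
```

```text
t 24.60 pos [ 0.5101 -0.2956 -0.0341] z [ 0.003 -0.002 -1.   ] x [-0.279  0.96  -0.003] w 0.0478 F [ 0.1  0.1 -0.1]
q [ 0.51  0.41 -0.04  1.83  0.02  0.89  2.32]
delta cm [ 0.11 -0.06 -0.01] deg [0.2 0.1 0.2]
C [ 0.51036853 -0.29532675  0.00585341]
```

View pics/wrist36i.png

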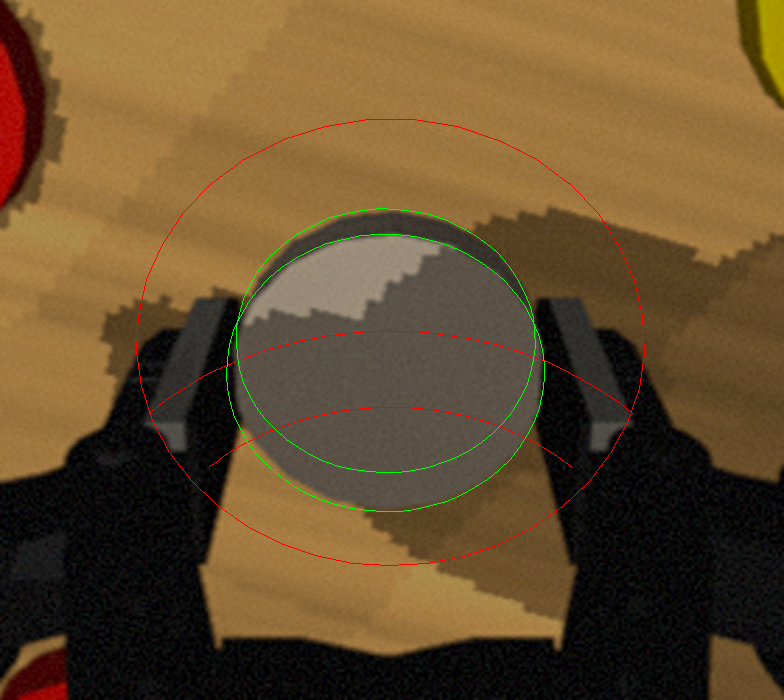

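>>> apply_moves:
  deltas:
    - [[0,0,-0.6],[0,0,0],45]
    - [[0,0,-2],[0,0,0],45]
    - [[0,0,-3],[0,0,0],45]
    - [[0,0,-3],[0,0,0],45]
    - [[1,0.5,-2.5],[0,0,0],45]

```text
t: 25.07
ee_pos: [0.5044, -0.2837, 0.0737]
tcp_rot: [-0.006, 0.602, 0.799, -0.002]
ft_force: [0.0, -1.1, 0.4]
width: 0.0477
```

```bash
python3 -c "
from tube import *
goal([.5737,-.0133,.085],tool(0,106))
save('wrist','wrist37')"
```

```text
t 25.07 pos [ 0.5044 -0.2837  0.0737] z [-0.012  0.005 -1.   ] x [-0.275  0.961  0.008] w 0.0477 F [ 0.  -1.1  0.4]
q [ 0.5   0.27 -0.04  1.77  0.01  1.11  2.31]
delta cm [24.1  14.09 -1.09] deg [-0.6 -0.5 -0. ]
```

View pics/wrist37.png

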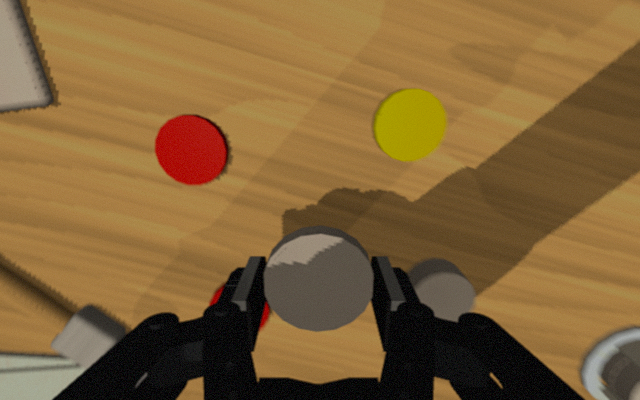

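Held and lifted, the neighbours are undisturbed. Carrying it to the tube.

>>> apply_moves:
  deltas:
    - [[3,1.8,-0.6],[-0.3,-0.3,0],45]
    - [[3.3,2,-0.5],[-0.3,-0.2,0],45]
    - [[3.3,2,0],[0,0,0],45]
    - [[3.3,2,0],[0,0,0],45]
    - [[3.3,2,0],[0,0,0],45]

```text
t: 25.53
ee_pos: [0.5606, -0.1057, 0.0972]
tcp_rot: [0.011, 0.608, 0.793, 0.001]
ft_force: [0.5, 0.0, -0.0]
width: 0.0476
```

```bash
python3 -c "
from tube import *
goal([.5737,.0267,.06],tool(0,106))"
```

```text
t 25.53 pos [ 0.5606 -0.1057  0.0972] z [ 0.019 -0.012 -1.   ] x [-0.259  0.966 -0.016] w 0.0476 F [ 0.5  0.  -0. ]
q [ 0.27  0.21 -0.16  1.79  0.05  1.12  1.93]
delta cm [12.51  4.64  3.58] deg [ 0.8  0.9 -1. ]
```

>>> apply_moves:
  deltas:
    - [[3,1.1,0.4],[0.3,0.3,-0.5],45]
    - [[3,1.1,0.5],[0.3,0.3,-0.5],45]
    - [[2.5,1,0.5],[0,0.2,0],45]
    - [[1.2,0.4,0],[0,0,0],45]
    - [[0,0,0],[0,0,0],45]

```text
t: 25.95
ee_pos: [0.5712, 0.0161, 0.0846]
tcp_rot: [0.002, 0.595, 0.804, 0.005]
ft_force: [0.2, 0.5, -0.8]
width: 0.0481
```

```bash
python3 -c "
from tube import *
goal([.5737,.0267,.055],tool(0,106))"
```

```text
t 25.95 pos [0.5712 0.0161 0.0846] z [ 0.009  0.005 -1.   ] x [-0.293  0.956  0.002] w 0.0481 F [ 0.2  0.5 -0.8]
q [ 0.14  0.24 -0.24  1.79  0.06  1.11  1.75]
delta cm [0.93 0.52 2.97] deg [ 0.6 -0.1  1. ]
```

>>> apply_moves:
  deltas:
    - [[0.9,0.45,1],[0.5,0,0.9],45]
    - [[0,0,1.2],[0,0,0],45]
    - [[0,0,0.6],[0,0,0],45]
    - [[0,0,0],[0,0,0],45]

```text
t: 26.28
ee_pos: [0.5731, 0.0237, 0.0559]
tcp_rot: [0.001, 0.601, 0.799, 0.001]
ft_force: [-0.4, -1.0, -0.5]
width: 0.0479
```

```bash
python3 -c "
from tube import *
goal([.5737,.0267,.032],tool(0,106))
save('wrist','wrist38')";python3 ins.py wrist38 0,0.0005,-.0391 .01 .5752,.0273
```

```text
t 26.28 pos [0.5731 0.0237 0.0559] z [ 0.002  0.    -1.   ] x [-0.278  0.961 -0.   ] w 0.0479 F [-0.4 -1.  -0.5]
q [ 0.12  0.28 -0.24  1.8   0.08  1.06  1.71]
delta cm [0.27 0.13 2.39] deg [0.1 0.  0.1]
C [0.57358686 0.02311978 0.09540242]
```

View pics/wrist38i.png

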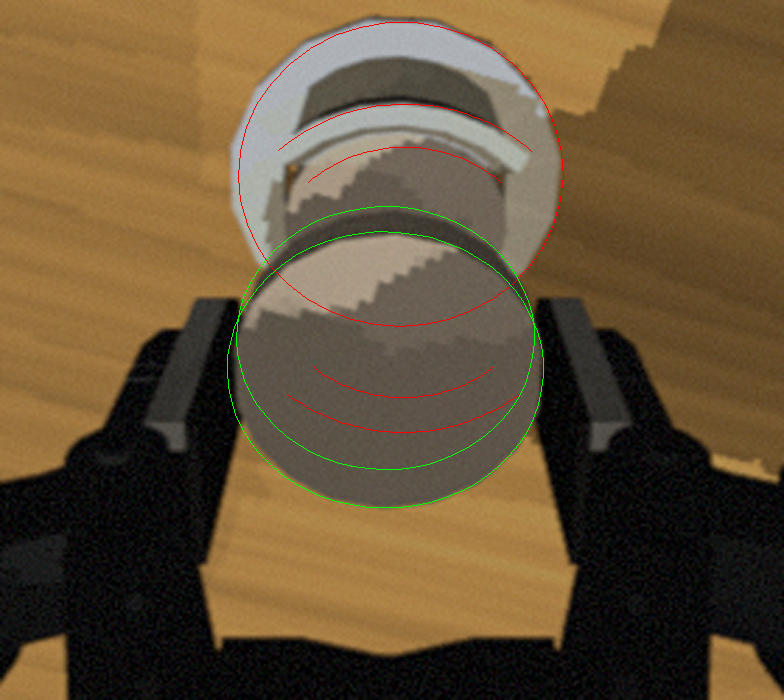

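>>> apply_moves:
  deltas:
    - [[0.25,0.05,0.8],[0,0,0],45]
    - [[0,0,0.6],[0,0,0],45]
    - [[0,0,0],[0,0,0],45]
    - [[0,0,0],[0,0,0],45]

```text
t: 26.67
ee_pos: [0.5732, 0.0211, 0.0414]
tcp_rot: [0.002, 0.603, 0.797, 0.0]
ft_force: [0.1, 0.8, -0.5]
width: 0.048
```

```bash
python3 -c "
from tube import *
goal([.5737,.0265,.032],tool(0,106))
save('wrist','wrist39')";python3 ins.py wrist39 0,0.0005,-.0391 .01 .5752,.0273
```

```text
t 26.67 pos [0.5732 0.0211 0.0414] z [ 0.003 -0.002 -1.   ] x [-0.272  0.962 -0.003] w 0.0480 F [ 0.1  0.8 -0.5]
q [ 0.12  0.3  -0.23  1.82  0.08  1.03  1.7 ]
delta cm [0.51 0.19 0.94] deg [ 0.1  0.2 -0.2]
C [0.57349663 0.0212101  0.0804302 ]
```

View pics/wrist39i.png

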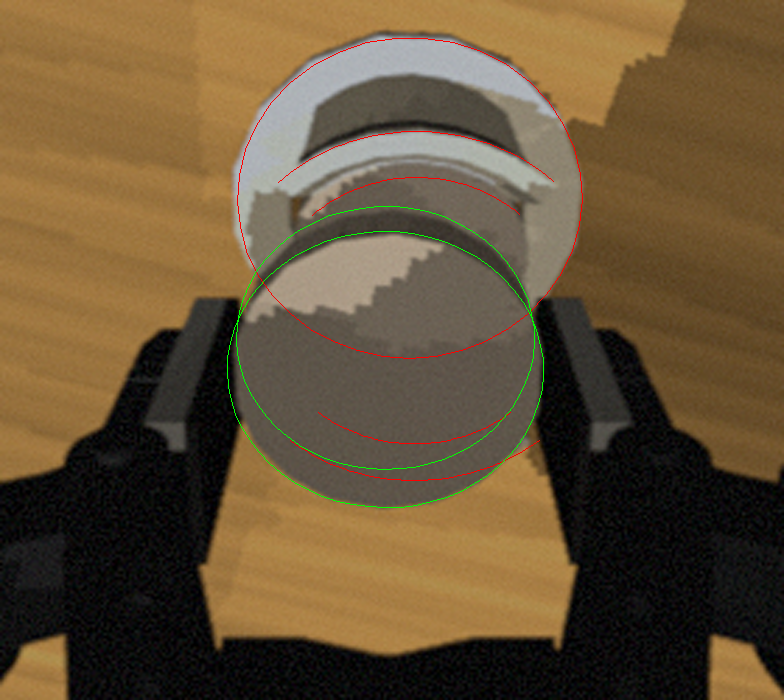

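>>> apply_moves:
  deltas:
    - [[0.5,0.05,0.2],[0,0,-0.2],45]
    - [[0.1,0,0],[0,0,0],45]
    - [[0,0,0],[0,0,0],45]

```text
t: 26.97
ee_pos: [0.5724, 0.0271, 0.0398]
tcp_rot: [0.002, 0.602, 0.798, 0.0]
ft_force: [-0.2, -0.6, -0.6]
width: 0.0477
```

```bash
python3 -c "
from tube import *
goal([.5737,.0265,.032],tool(0,106))"
```

```text
t 26.97 pos [0.5724 0.0271 0.0398] z [ 0.004 -0.002 -1.   ] x [-0.275  0.961 -0.003] w 0.0477 F [-0.2 -0.6 -0.6]
q [ 0.11  0.3  -0.24  1.82  0.08  1.03  1.69]
delta cm [-0.09  0.11  0.78] deg [ 0.2  0.2 -0. ]
```

>>> apply_moves:
  deltas:
    - [[-0.08,0.1,0.4],[0,0.1,0],45]
    - [[0,0,0.4],[0,0,0],45]
    - [[0,0,0],[0,0,0],45]

```text
t: 27.22
ee_pos: [0.5742, 0.0274, 0.0318]
tcp_rot: [0.002, 0.602, 0.799, 0.001]
ft_force: [-0.4, -0.6, 0.7]
width: 0.0476
```

```bash
python3 -c "
from tube import *
goal([.5737,.0265,.01],tool(0,106))
save('wrist','wrist40')";python3 ins.py wrist40 0,0.0005,-.0391 .01 .5752,.0273
```

```text
t 27.22 pos [0.5742 0.0274 0.0318] z [ 0.005 -0.    -1.   ] x [-0.276  0.961 -0.001] w 0.0476 F [-0.4 -0.6  0.7]
q [ 0.11  0.31 -0.24  1.82  0.09  1.01  1.69]
delta cm [-0.07 -0.09  2.18] deg [0.3 0.1 0. ]
C [0.57469973 0.02742528 0.07113486]
```

View pics/wrist40i.png

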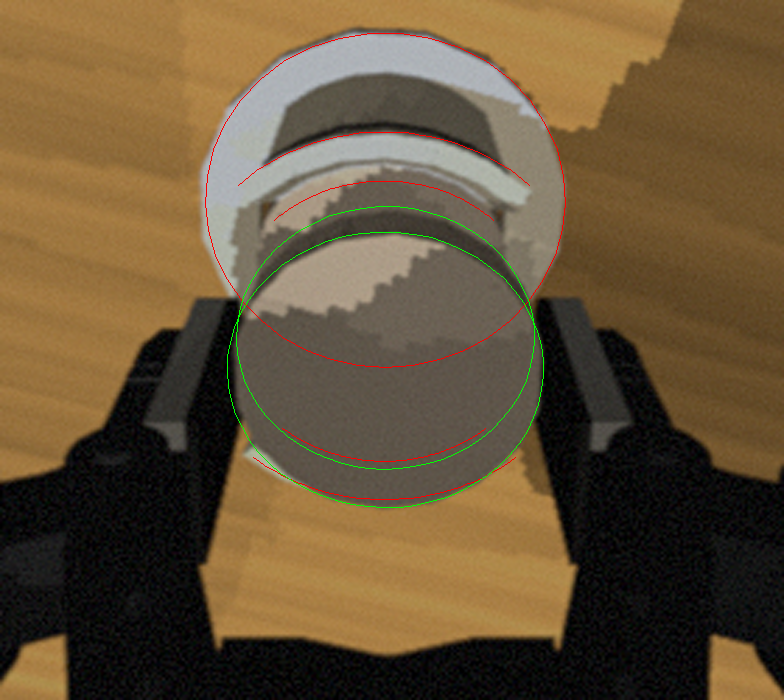

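>>> apply_moves:
  deltas:
    - [[-0.12,-0.13,0.3],[0.2,0,0],45]
    - [[0,-0.03,0.3],[0,0,0],45]
    - [[0,0,0],[0,0,0],45]

```text
t: 27.52
ee_pos: [0.5733, 0.0254, 0.0255]
tcp_rot: [0.001, 0.602, 0.799, 0.0]
ft_force: [0.3, -0.3, -0.1]
width: 0.0482
```

```bash
python3 -c "
from tube import *
goal([.5735,.0265,.01],tool(0,106))
save('wrist','wrist41')";python3 ins.py wrist41 0,0.0005,-.0391 .01 .5752,.0273
```

```text
t 27.52 pos [0.5733 0.0254 0.0255] z [ 0.002 -0.001 -1.   ] x [-0.276  0.961 -0.002] w 0.0482 F [ 0.3 -0.3 -0.1]
q [ 0.11  0.32 -0.24  1.83  0.09  1.    1.69]
delta cm [0.11 0.05 1.55] deg [0.1 0.1 0. ]
C [0.57379026 0.02548581 0.06478128]
```

View pics/wrist41i.png

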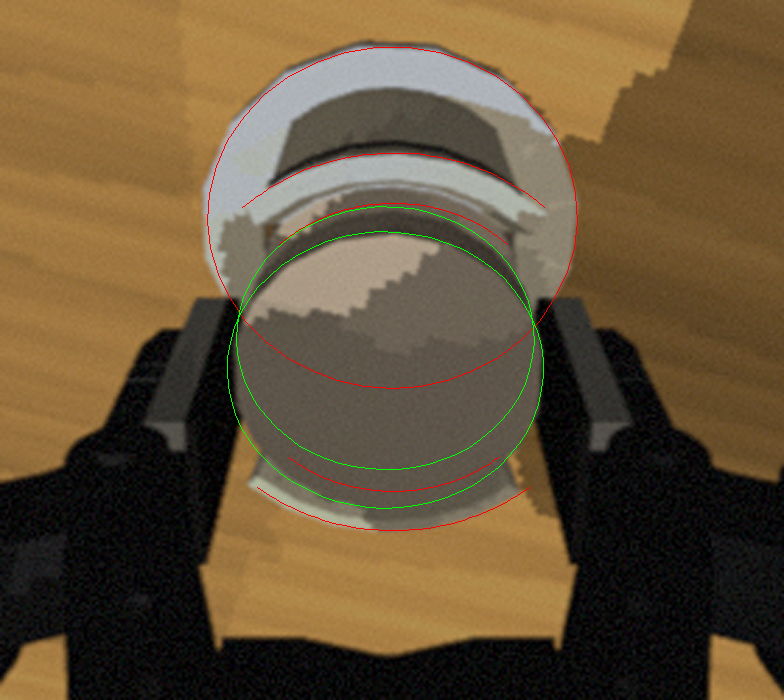

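>>> apply_moves:
  deltas:
    - [[0.03,0.05,0.3],[0,0,0],45]
    - [[0,0,0.4],[0,0,0],45]
    - [[0,0,0],[0,0,0],45]

```text
t: 27.82
ee_pos: [0.574, 0.0256, 0.0182]
tcp_rot: [0.001, 0.602, 0.799, 0.0]
ft_force: [-1.2, 0.6, 0.1]
width: 0.0481
```

```bash
python3 -c "
from tube import *
goal([.574,.0262,.01],tool(0,106))
save('wrist','wrist42')
save('side','side42',(240,140,320,230),6)";python3 ins.py wrist42 0,0.0005,-.0391 .01 .5752,.0273
```

```text
t 27.82 pos [0.574  0.0256 0.0182] z [ 0.002 -0.001 -1.   ] x [-0.276  0.961 -0.002] w 0.0481 F [-1.2  0.6  0.1]
q [ 0.11  0.33 -0.23  1.83  0.09  0.99  1.69]
delta cm [0.06 0.01 0.82] deg [ 0.1  0.1 -0. ]
C [0.57479294 0.02590183 0.05792101]
```

View pics/wrist42i.png

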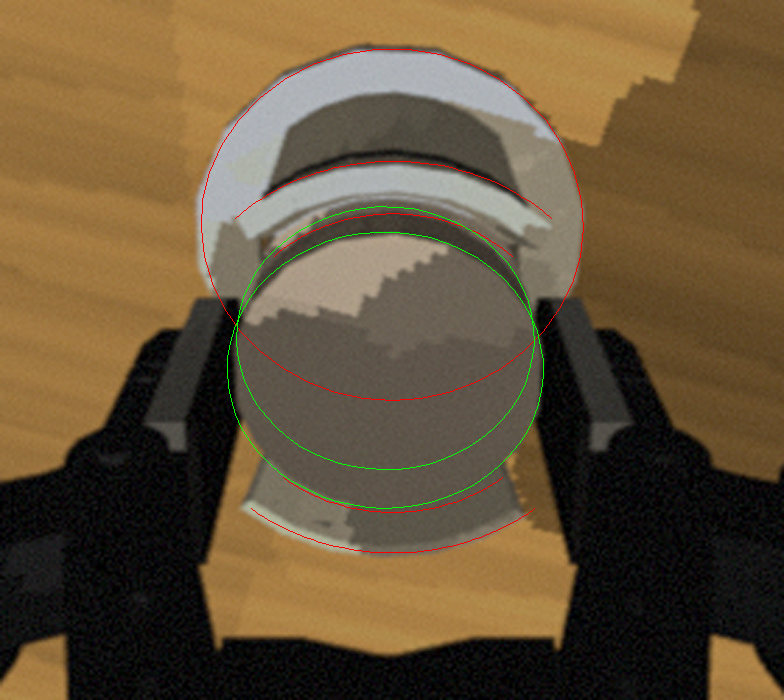

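View pics/side42.png

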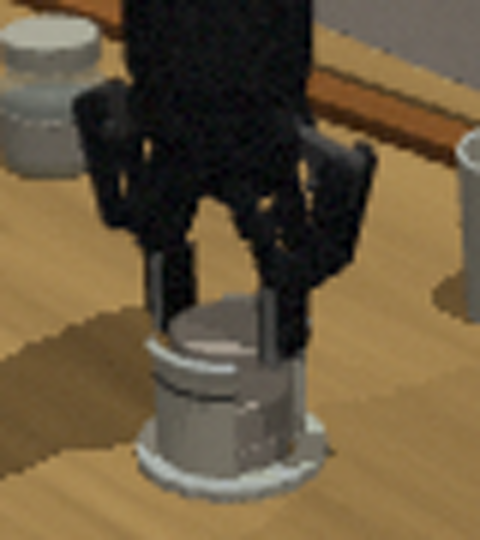

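>>> apply_moves:
  deltas:
    - [[0.04,-0.02,0.5],[0,0,0],45]
    - [[0,-0.03,0.5],[0,0,0],45]
    - [[0,0,0],[0,0,0],45]

```text
t: 28.17
ee_pos: [0.5743, 0.026, 0.0083]
tcp_rot: [0.002, 0.602, 0.799, 0.001]
ft_force: [-0.1, 0.0, -0.3]
width: 0.0479
```

>>> apply_moves:
  deltas:
    - [[0,0,0.25],[0,0,0],45]
    - [[0,0,0],[0,0,0],45]

```text
t: 28.33
ee_pos: [0.5739, 0.0261, 0.0051]
tcp_rot: [0.002, 0.602, 0.799, 0.001]
ft_force: [-0.2, -0.6, -0.7]
width: 0.048
```

>>> apply_moves:
  deltas:
    - [[0,0,0.2],[0,0,0],45]
    - [[0,0,0],[0,0,0],45]

```text
t: 28.5
ee_pos: [0.5739, 0.026, 0.0028]
tcp_rot: [0.002, 0.602, 0.799, 0.0]
ft_force: [0.5, -0.1, -0.4]
width: 0.0478
```

>>> apply_moves:
  deltas:
    - [[0,0,0.15],[0,0,0],45]
    - [[0,0,0],[0,0,0],45]

```text
t: 28.67
ee_pos: [0.574, 0.0261, 0.0013]
tcp_rot: [0.002, 0.602, 0.799, 0.001]
ft_force: [0.1, -0.1, -0.5]
width: 0.048
```

>>> apply_moves:
  deltas:
    - [[0,0,0.15],[0,0,0],45]
    - [[0,0,0],[0,0,0],45]

```text
t: 28.83
ee_pos: [0.5747, 0.0261, 0.001]
tcp_rot: [0.002, 0.602, 0.799, 0.001]
ft_force: [0.6, -0.2, -0.6]
width: 0.0483
```

```bash
python3 -c "
from tube import *
goal([.574,.0262,.0],tool(0,106))
save('wrist','wrist43',(180,150,460,400),2.8)
save('side','side43',(240,140,320,230),6)"
```

```text
t 28.83 pos [0.5747 0.0261 0.001 ] z [ 0.005 -0.001 -1.   ] x [-0.276  0.961 -0.002] w 0.0483 F [ 0.6 -0.2 -0.6]
q [ 0.11  0.35 -0.23  1.84  0.1   0.96  1.68]
delta cm [ 0.03 -0.07  0.1 ] deg [0.2 0.1 0. ]
```

View pics/wrist43.png

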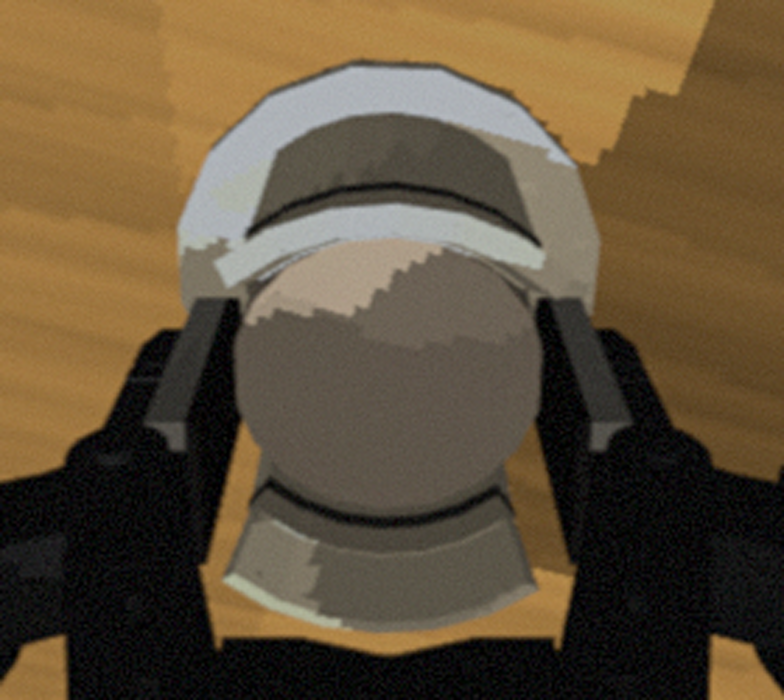

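View pics/side43.png

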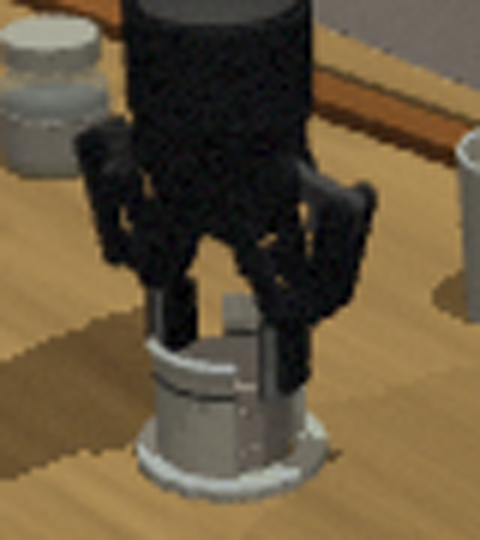

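>>> apply_moves:
  deltas:
    - [[0,-0.05,0.1],[0,0,0],45]
    - [[0,0,0],[0,0,0],45]

```text
t: 29.1
ee_pos: [0.575, 0.0262, 0.0009]
tcp_rot: [0.003, 0.602, 0.799, 0.001]
ft_force: [0.0, 0.5, -0.4]
width: 0.0479
```

>>> apply_moves:
  deltas:
    - [[0,0,0],[0,0,0],56]
    - [[0,0,0],[0,0,0],62]
    - [[0,0,0],[0,0,0],72]
    - [[0,0,0],[0,0,0],75]

```text
t: 29.43
ee_pos: [0.5747, 0.026, 0.0003]
tcp_rot: [0.003, 0.602, 0.799, 0.001]
ft_force: [-0.3, 0.3, 0.2]
width: 0.0639
```

>>> apply_moves:
  deltas:
    - [[0,0,-1.2],[0,0,0],75]
    - [[0,0,-2.5],[0,0,0],75]
    - [[0,0,-3],[0,0,0],75]
    - [[0,0,-3],[0,0,0],75]
    - [[0,0,-2],[0,0,0],75]

```text
t: 29.85
ee_pos: [0.5687, 0.026, 0.1176]
tcp_rot: [-0.003, 0.602, 0.799, -0.003]
ft_force: [1.6, 0.4, -0.1]
width: 0.0641
```

```bash
python3 -c "
from tube import *
goal([.574,.0262,.1],tool(0,106))
save('wrist','wrist44')
cropf('wrist44_raw.png','w44c.png',(240,120,400,280),4)
save('side','side44')
cropf('side44_raw.png','s44c.png',(240,170,320,230),9)
save('scene','scene44')"
```

```text
t 29.85 pos [0.5687 0.026  0.1176] z [-0.008 -0.001 -1.   ] x [-0.276  0.961  0.001] w 0.0641 F [ 1.6  0.4 -0.1]
q [ 0.12  0.22 -0.24  1.74  0.06  1.19  1.71]
delta cm [-0.13  0.53  1.76] deg [-0.5 -0.1  0. ]
```

View pics/w44c.png

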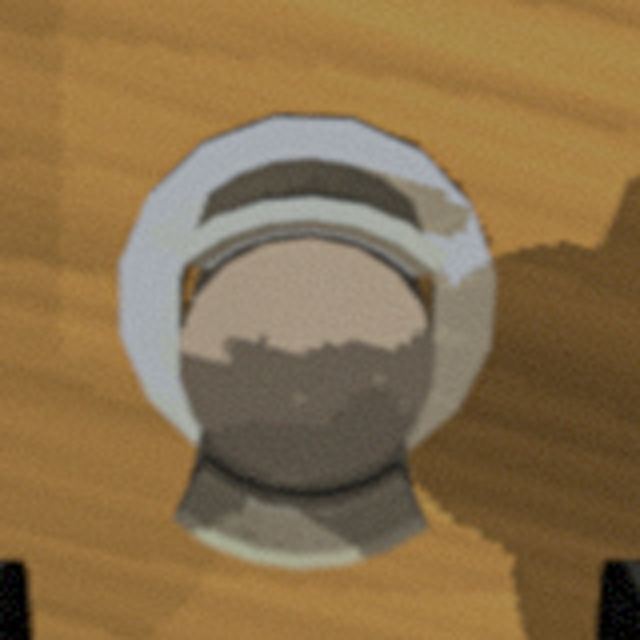

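View pics/s44c.png

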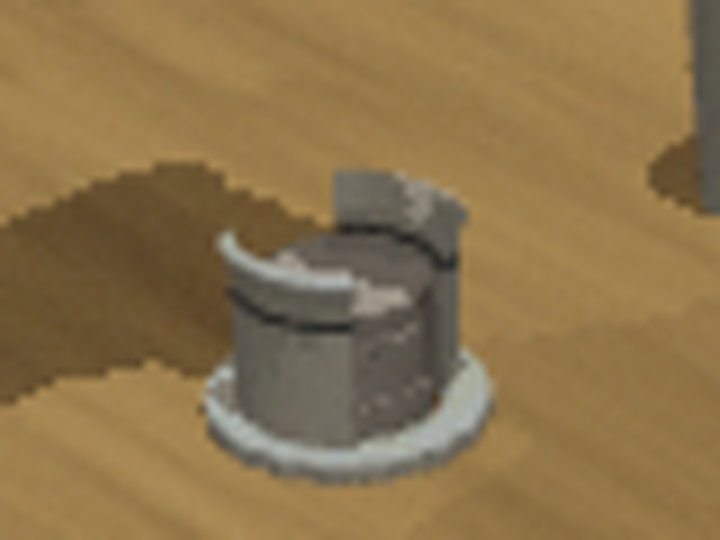

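View pics/side44.png

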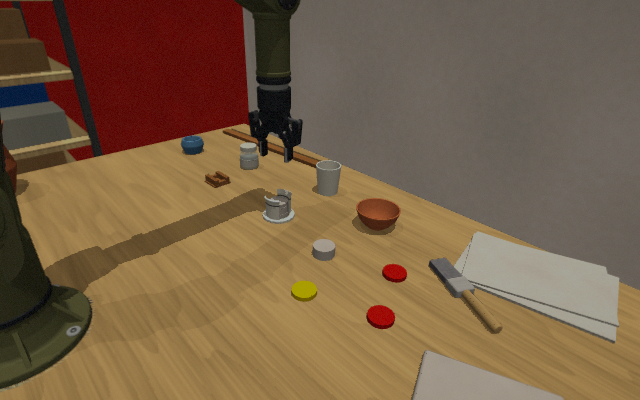

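View pics/scene44.png

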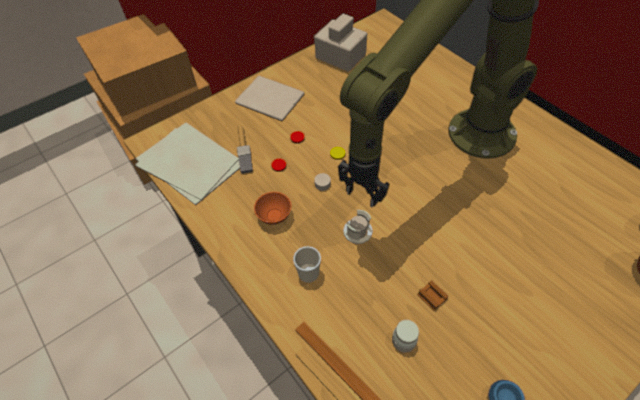

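The top of the stack meets the dark line all round and lies flat. In the side view the bowl (378,215), beaker (328,178), jar (249,156), brush and disc25 (324,250) are all at their starting pixels. Handing in.

```bash
python3 -c "
from h import *
print(arm.sign_off())"
```

```text
the job is handed in; nothing more can be done
None
```

The kiln prop is made up and handed in at about 30 s of the 67 s allowed. No verdict was reported.

**What I did**
- I took disc20 out of the stand by its rim and turned it over. I laid it flat on the open bench, let go, then took it again and lowered it into the tube.
- I then lowered the thin pale bench disc (disc10) on top. disc25 and the red and yellow look-alikes stayed on the bench.

**Last checks**
- **Lower disc:** disc20 came to rest with its underside at about 15 mm. That means disc15 was already in the tube, so the stack is 15 + 20 + 10 = 45 mm.
- **Height:** disc10 met the stack within about 1 mm of the height I expected. In the side and wrist pictures its top is level with the dark line and looks flat.
- **Bystanders:** in the side picture the bowl, beaker, jar and brush are where they were at the start. The gripper is open, well above the tube and touching nothing.

**Disagreements**
- **Fingertips:** the pictures put the real fingertips about 36–40 mm behind the reported tool point. My first close on disc20 therefore missed without touching it. After that I set finger depth from the pictures.
- **Touchdown:** the force readings stayed within about 3 N even at contact, so I judged each touchdown mainly from the arm stopping. When disc20 touched down, the arm drifted about 3 mm sideways and tilted about 1° before I straightened it and let go.

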